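# Change the sample jars on an indexing turntable

### The arm

A 7-joint arm with a two-finger parallel gripper is mounted at the origin on the work surface. World frame = base frame: x ahead of the robot, y to its left, z up, the work surface at z = 0. Lengths are in mm, angles in degrees, forces in N, time in s.
With the tool pointing down it reaches from about 350 to 900 mm from the base axis. Payload 8.1 kg.
Tool frame: the origin (TCP) lies at the very end of the fingers, on their centre line; the grasp point (between the pads) lies bot.grip_depth behind it (bot.grip_depth is the distance from the TCP to the grasp point, in mm); z points along the fingers, y is the direction in which the jaws open and shut (so a half turn about z gives the same grasp; the last joint's range is limited). The gripper opens to 85 mm and grips with 20 to 120 N. Pads are 22 mm wide; open, the fingers measure 114 mm over their backs; the gripper's body (76 mm by 85 mm) begins 54 mm behind the grasp point. The pads swing forward as they close: fully open they stand 13 mm farther back than shut.
Start: joints at [-75.149, 24.895, 1.432, 90.138, -0.665, 64.973, -4.303], TCP at [221.251, 584.542, 231.323] pointing down, gripper open.
Joint ranges: [-149.89, 149.89], [-25.12, 119.58], [-72.63, 75.52], [4.76, 147.25], [-75.54, 255.54], [6.69, 114.76], [-157.13, 157.13]. Speed limits (degrees/s): [127.2, 127.2, 172.46, 172.46, 180, 180, 180].

### API

Orientations are given as a 3x3 rotation matrix whose columns are the frame's x, y, z axes.
In Python, from workcell import bot gives the robot as it stands.
- The arm moves only by the tool arm_command, never from a script. Its argument "series" is a list of rows, each an object of numbers: "dx", "dy", "dz": the shift along the tool's x, y, z in mm; "ax", "ay", "az": the turn, a rotation vector about the tool's x, y, z in rad; "hand": the finger opening in mm, from 0 to 85.4. A call has exactly 10 rows; each row shifts and turns the commanded pose from where the row before left it, along the tool's axes as they then stand; what a row does not reach is not made up. A row lasts 1/12 s, in which the tool goes at most 41.7 mm and 7.16 degrees, less where a joint would pass 70% of its speed; a pose out of reach is approached as far as the arm can. A call with a gripper value outside its range is refused whole. The fingers move at their own pace and stop on an object; "force" is the grip in N (left out, the last holds). Time passes only in rows, so rows that do not move let the fingers close, or fill a call up. It gives the time, the measured TCP pose, the force and the opening at its end, in the units of the state.
- bot.observe(): the state, without advancing time (a new reading comes with each control period).
- bot.capture(name): name is "scene" or "top" or "wrist"; returns (picture, depth): 384x512x3 uint8, red, green, blue; 384x512 float32, mm along the optical axis (not along the pixel's ray), 0 where there is no reading.
- bot.calibration(name): a dict with "vertical_fov" (degrees; the focal length in pixels is half the picture's height over the tangent of half this angle, whatever the lens; pixels are square), "cx", "cy" (the principal point, pixels), "R" (3x3) and "t" (3): a world point X has camera coordinates R X + t. Camera axes: x right, y down, z forward; pixel columns grow to the right and rows downward; lengths in mm; the calibration is good to about 2 mm. A picture is of the moment at which its call begins: read the wrist's pose just before it. calibration takes no time and is no camera call; for the wrist camera it gives the pose at the moment of the call.
- bot.job_done(): hands the job in, once; it reports no verdict.
The state is a dict: "clock": time; "joint_pos": joint angles; "joint_velocities": joint speeds; "tau": joint torques, N m; "ee_pos": TCP position; "tcp_rot": TCP orientation; "ft_force": force on the tool from outside, world axes, zero at the start; "wrist_torque": the same for the moment, N m; "width": finger opening in mm.
Only numpy, scipy, OpenCV 4.12 (cv2) and the standard library are available. Lean on these libraries where they do the work, as an engineer would, in place of code of your own. Each camera call takes 0.05 s, during which the arm holds its last target.

### The job

Free the sample turntable: draw its lock pin out and park it upright in the notch of the fork beside it. Then push the turntable one detent counter-clockwise (seen from above), so that the measured jar comes out from under the head; stand that jar in the tray, and stand every jar waiting on the table in a pocket of the turntable, one of them in the pocket that comes under the head next. Finally push the turntable one more detent counter-clockwise, so that a new jar stands under the head, and leave everything upright, the pin still parked, and no other glassware knocked over.

Things in the scene. Friction and masses are not known exactly. Their poses are not given: they have to be found in the camera images.
- carousel: Grey fixed base of the turntable, varying in place and yaw; origin on the table, on the disc's axis. Its +x points at the head's white column (180 to 235 mm from the axis, 70 mm wide), whose 56 mm wide arm, 153 to 203 mm above the table, reaches in to 68 mm from the axis. The lock block (bore 155 mm from the axis) and beyond it the parking fork stand at -95 degrees from +x.
- hub (a point): Centre of the white disc (270 mm diameter, 12 mm thick) on its upper face, 38 mm above the table; a boss of 60 mm diameter stands 14 mm above it. Five upright steel push posts stand on the rim and turn with the disc: 14 mm diameter, 85 mm tall above the face, 120 mm from the axis, each half-way (36 degrees) between two neighbouring pockets.
- turntable (a joint): Angle of the disc, rad; 0 at the start, growing counter-clockwise seen from above. Detents every 72 degrees: 0, 1.2566, 2.5133 ... Pushing over the hump half-way between takes about 3 N at the posts; past the hump, when let go, it swings damped into the next detent within about a second. Locked until the pin is out.
- under_head (a point): Fixed point at disc level (38 mm above the table) under the head, 92 mm from the axis. The head's snout hangs 97 mm above the disc here, so a jar cannot be taken or put here from above.
- notch (a point): Middle of the parking notch at the fork's top, 55 mm above the table, 231 mm from the axis. The aluminium fork has two level prongs 12 mm thick, 14 mm wide, 42 mm long, 18 mm apart; the gap runs radially from the axis, open outward and upward. The upright pin goes down between them until its collar rests on them, up to 15 mm in or out of this point.
- pin_grip (a point): Upright lock pin, 85 mm long: steel shank 12 mm diameter, 35 mm long; collar 30 mm diameter, 6 mm thick; black round grip 20 mm diameter, 44 mm high. The point is the grip's centre, 65 mm above the shank's foot, 30 mm above the collar's underside. It starts in a slot on the disc's rim and the bore below (collar 38 mm above the table) and draws straight up, free after 40 mm. 80 g.
- tray: White open tray for the measured jars, 140 mm (its x) by 180 mm (its y) outside, walls 5 mm thick and 30 mm high, floor 5 mm thick; fixed. Origin at the middle of its underside. Its place and yaw vary.
- done_mid (a point): Brown glass jar, 52 mm diameter up to 56 mm, with a white lid of 45 mm diameter above, 76 mm tall in all, thick heavy glass base, 0.1 to 0.2 kg. The point is its centre, 38 mm above its foot. This is the measured jar, the one standing on the turntable under the head at the start.
- pocket0 (a point): Pocket 0 of the disc, turning with it: point at the middle of the pocket on the disc's face, 92 mm from the axis. A round rim 12 mm high, 69 mm outside and 61 mm inside diameter, holds one jar. Pockets are numbered counter-clockwise, 72 degrees apart; pocket 0 is under the head at the start.
- pocket1 (a point): Pocket 1 of the disc, turning with it: point at the middle of the pocket on the disc's face, 92 mm from the axis. A round rim 12 mm high, 69 mm outside and 61 mm inside diameter, holds one jar. Pockets are numbered counter-clockwise, 72 degrees apart; pocket 0 is under the head at the start.
- pocket2 (a point): Pocket 2 of the disc, turning with it: point at the middle of the pocket on the disc's face, 92 mm from the axis. A round rim 12 mm high, 69 mm outside and 61 mm inside diameter, holds one jar. Pockets are numbered counter-clockwise, 72 degrees apart; pocket 0 is under the head at the start.
- pocket3 (a point): Pocket 3 of the disc, turning with it: point at the middle of the pocket on the disc's face, 92 mm from the axis. A round rim 12 mm high, 69 mm outside and 61 mm inside diameter, holds one jar. Pockets are numbered counter-clockwise, 72 degrees apart; pocket 0 is under the head at the start.
- pocket4 (a point): Pocket 4 of the disc, turning with it: point at the middle of the pocket on the disc's face, 92 mm from the axis. A round rim 12 mm high, 69 mm outside and 61 mm inside diameter, holds one jar. Pockets are numbered counter-clockwise, 72 degrees apart; pocket 0 is under the head at the start.
- jar0_mid (a point): Brown glass jar, 52 mm diameter up to 56 mm, with a white lid of 45 mm diameter above, 76 mm tall in all, thick heavy glass base, 0.1 to 0.2 kg. The point is its centre, 38 mm above its foot. One of the waiting jars, upright on the table to the robot's left; two to four of them are there (None if absent).
- jar1_mid (a point): Brown glass jar, 52 mm diameter up to 56 mm, with a white lid of 45 mm diameter above, 76 mm tall in all, thick heavy glass base, 0.1 to 0.2 kg. The point is its centre, 38 mm above its foot. One of the waiting jars, upright on the table to the robot's left; two to four of them are there (None if absent).
- jar2_mid (a point): Brown glass jar, 52 mm diameter up to 56 mm, with a white lid of 45 mm diameter above, 76 mm tall in all, thick heavy glass base, 0.1 to 0.2 kg. The point is its centre, 38 mm above its foot. One of the waiting jars, upright on the table to the robot's left; two to four of them are there (None if absent).
- jar3_mid (a point): Brown glass jar, 52 mm diameter up to 56 mm, with a white lid of 45 mm diameter above, 76 mm tall in all, thick heavy glass base, 0.1 to 0.2 kg. The point is its centre, 38 mm above its foot. One of the waiting jars, upright on the table to the robot's left; two to four of them are there (None if absent).
- beaker: Glass beaker, 60 mm wide, 75 mm tall, somewhere among the waiting jars. Not part of the job; origin at the middle of its foot, z up.
- flask: Conical glass flask, 84 mm wide, 110 mm tall. Not part of the job; origin at the middle of its foot, z up.
- cylinder: Tall glass measuring cylinder, foot 80 mm wide, 170 mm tall. Not part of the job; origin at the middle of its foot, z up.
- funnel: Glass funnel standing upside down, 90 mm wide, 100 mm tall. Not part of the job; origin at the middle of its foot, z up.
- volumetric: Round-bellied glass flask with a long neck, 72 mm wide, 140 mm tall. Not part of the job; origin at the middle of its foot, z up.
There are look-alikes about, which are no part of the job. What is shaped like the part that bears jar2_mid but green is not meant.

How it is judged (in metres and radians):
On the way, in this order (a step that is already met when the one before it is completed fails the run):
1. the lock pin is parked upright in the notch, its collar on the fork (horizontal distance between pin_grip and notch below 0.02 m and height (world z) of pin_grip between 0.079 and 0.091 m and angle between pin_grip's own z axis and vertical below 0.15 rad), for 0.2 s.
2. the turntable rests in the first detent counter-clockwise of the start (all of step 1 and value of joint turntable between 1.1666 and 1.3466 rad and velocity of joint turntable between -0.05 and 0.05 rad/s), for 0.3 s.
3. the measured jar stands in the tray and every waiting jar in a pocket, the turntable still in that detent (value of joint turntable between 1.1666 and 1.3466 rad and velocity of joint turntable between -0.05 and 0.05 rad/s and x of done_mid in the frame of tray between -0.05 and 0.05 m and y of done_mid in the frame of tray between -0.07 and 0.07 m and height (world z) of done_mid between 0.037 and 0.049 m and angle between each of done_mid, jar0_mid, jar1_mid, jar2_mid, jar3_mid's own z axis and vertical below 0.12 rad and contact force between each of done, jar0, jar1, jar2, jar3 and the fingers below 0.1 N and horizontal distance between jar0_mid and hub between 0.08 and 0.104 m and height (world z) of jar0_mid between 0.07 and 0.082 m and horizontal distance between jar1_mid and hub between 0.08 and 0.104 m and height (world z) of jar1_mid between 0.07 and 0.082 m and horizontal distance between jar2_mid and hub between 0.08 and 0.104 m and height (world z) of jar2_mid between 0.07 and 0.082 m and horizontal distance between jar3_mid and hub between 0.08 and 0.104 m and height (world z) of jar3_mid between 0.07 and 0.082 m), for 0.2 s.
4. the turntable rests in the second detent with a new jar under the head (value of joint turntable between 2.4232 and 2.6032 rad and velocity of joint turntable between -0.05 and 0.05 rad/s and horizontal distance between any of jar0_mid, jar1_mid, jar2_mid, jar3_mid and under_head below 0.02 m), for 0.3 s.
At the end, for the whole second after the job is handed in: Turntable at rest within 0.09 rad of 2.513; all waiting jars upright in pockets (within 12 mm radially), one within 20 mm of the point under the head; measured jar upright on the tray floor (its centre within 50 by 70 mm of the middle); pin upright, collar on the fork, within 20 mm of the notch (all of step 1 and all of step 4 and x of done_mid in the frame of tray between -0.05 and 0.05 m and y of done_mid in the frame of tray between -0.07 and 0.07 m and height (world z) of done_mid between 0.037 and 0.049 m and angle between each of done_mid, jar0_mid, jar1_mid, jar2_mid, jar3_mid's own z axis and vertical below 0.12 rad and contact force between each of done, jar0, jar1, jar2, jar3 and the fingers below 0.1 N and horizontal distance between jar0_mid and hub between 0.08 and 0.104 m and height (world z) of jar0_mid between 0.07 and 0.082 m and horizontal distance between jar1_mid and hub between 0.08 and 0.104 m and height (world z) of jar1_mid between 0.07 and 0.082 m and horizontal distance between jar2_mid and hub between 0.08 and 0.104 m and height (world z) of jar2_mid between 0.07 and 0.082 m and horizontal distance between jar3_mid and hub between 0.08 and 0.104 m and height (world z) of jar3_mid between 0.07 and 0.082 m); the robot touches nothing.
It fails at once if the beaker is knocked over (angle between beaker's own z axis and vertical above 0.6 rad).
It fails at once if the flask is knocked over (angle between flask's own z axis and vertical above 0.6 rad).
It fails at once if the cylinder is knocked over (angle between cylinder's own z axis and vertical above 0.6 rad).
It fails at once if the funnel is knocked over (angle between funnel's own z axis and vertical above 0.6 rad).
It fails at once if the volumetric is knocked over (angle between volumetric's own z axis and vertical above 0.6 rad).
Of jar0, jar1, jar2, jar3 only 2 to 4 are there at a start; the rules pass over those that are not, and their reading is None.
At some moment in a run one of jar0, jar1, jar2, jar3 may be knocked a few centimetres aside while the robot is not near it.
It also fails if it takes over 210 s, if anything falls off the work surface, if the arm or the gripper's body presses on something with over 40 N, if the wrist force passes 120 N, or if a joint passes its speed limit or range.

## Working session

There is one attempt and no reset: what is moved stays moved. The work goes in short steps, Python scripts to look and compute and a tool call to move; the robot and the scene stay as the last step left them, time stands still between calls to the robot, and variables do not carry over. Pictures are saved under pics/ and viewed, and the job is handed in when it is done.

Besides the shell and the picture viewer there is one more tool, called after ">>>" as name(argument=value, ...), one argument or row to a line, values as JSON. arm_command: Moves the arm, as the interface text tells. Its arguments: {"type":"object","properties":{"series":{"type":"array"},"force":{"type":"number"}},"required":["series"]}

```bash
ls; mkdir -p pics; python3 - <<'E'
from workcell import bot
import cv2,numpy as np
np.set_printoptions(precision=2,suppress=True)
s=bot.observe();print(s, bot.grip_depth)
for n in ("scene","top"):
    c=bot.calibration(n);p,d=bot.capture(n);print(n,c)
    cv2.imwrite(f"pics/{n}0.png",p[:,:,::-1]);np.savez(f"{n}0.npz",p=p,d=d,**c)
E
```

```text
pics
{'clock': 0.0, 'joint_pos': array([-75.15,  24.93,   1.43,  90.19,  -0.66,  64.97,  -4.3 ]), 'joint_velocities': array([ 0.04,  0.03, -0.03, -0.07, -0.  , -0.05, -0.04]), 'tau': array([  0.  , -67.05,   1.03, -31.62,   0.02,   0.01,   0.  ]), 'ee_pos': array([221.12, 584.04, 230.54]), 'tcp_rot': array([[-0.94,  0.35, -0.  ],
       [ 0.35,  0.94, -0.  ],
       [-0.  , -0.  , -1.  ]]), 'ft_force': array([ 0.35,  0.36, -0.16]), 'wrist_torque': array([ 0.03, -0.01,  0.03]), 'width': 85.65966755844727} 18.700000000000003
scene {'vertical_fov': 54.66364671776167, 'cx': 261.14920215425326, 'cy': 194.85358800589083, 'R': array([[-0.72,  0.7 , -0.01],
       [ 0.59,  0.6 , -0.54],
       [-0.38, -0.39, -0.84]]), 't': array([ 363.03, -249.84, 1436.08])}
top {'vertical_fov': 57.23023652596467, 'cx': 254.66184778814497, 'cy': 195.9465766965946, 'R': array([[-0.01, -1.  , -0.02],
       [-0.99,  0.02, -0.14],
       [ 0.14,  0.02, -0.99]]), 't': array([  34.84,  511.43, 1042.63])}
```

View pics/scene0.png

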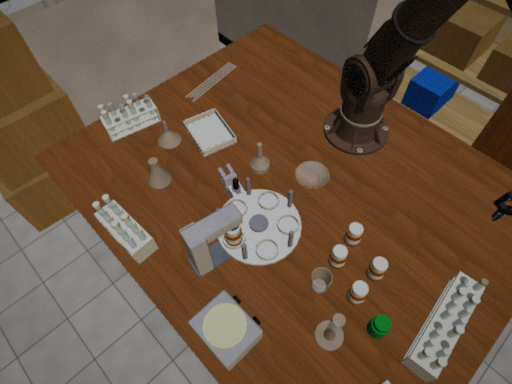

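View pics/top0.png

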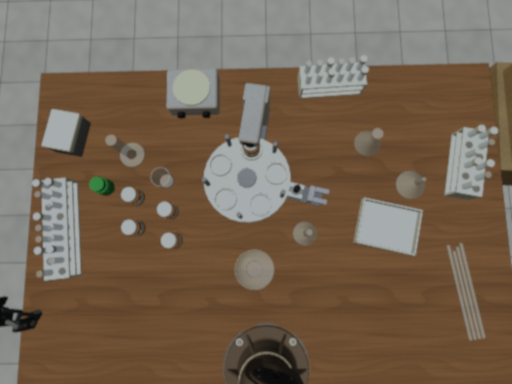

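The overview shows the disc at top px (247,178), with the pin at (296,189) and the fork at about (318,195). The tray is at (388,226). Four brown jars stand at (129,195), (165,210), (130,227) and (169,241), the green look-alike at (100,185) and the beaker at (160,177). Next I'll measure these.

```bash
cat > h.py <<'E'
import cv2,numpy as np
np.set_printoptions(precision=1,suppress=True)
def foc(c): return 192/np.tan(np.radians(float(c['vertical_fov']))/2)
def cloud(d,c):
    f=foc(c);v,u=np.mgrid[0:384,0:512]
    X=np.stack([(u-c['cx'])*d/f,(v-c['cy'])*d/f,d],-1)
    W=(X-c['t'])@c['R']
    W[d<=0]=np.nan
    return W
def ray(u,v,z,c):
    f=foc(c);r=np.array([(u-c['cx'])/f,(v-c['cy'])/f,1])@c['R'];o=-c['t']@c['R']
    return o+r*(z-o[2])/r[2]
def proj(P,c):
    q=c['R']@np.asarray(P,float)+c['t'];return foc(c)*q[:2]/q[2]+[c['cx'],c['cy']]
def load(n):
    return dict(np.load(n))
def circ(P):
    A=np.c_[2*P,np.ones(len(P))];x=np.linalg.lstsq(A,(P**2).sum(1),rcond=None)[0]
    return x[:2],np.sqrt(x[2]+x[:2]@x[:2])
E
python3 - <<'E'
from h import *
for n in("top0","scene0"):
    c=load(n+".npz");W=cloud(c['d'],c);hsv=cv2.cvtColor(c['p'],cv2.COLOR_RGB2HSV)
    print(n)
    z=W[...,2]
    x,y=W[...,0],W[...,1]
    print("table z",np.nanmedian(z[(np.abs(z)<30)]))
    white=(hsv[...,1]<60)&(hsv[...,2]>130)
    for lo,hi,tag in((66,86,'lids'),):
        m=((z>lo)&(z<hi)&white&(x>100)&(x<900)&(y>0)&(y<800)).astype(np.uint8)
        k,l,s,ce=cv2.connectedComponentsWithStats(m)
        for i in range(1,k):
            if s[i,4]>25:
                P=W[l==i];print(tag,ce[i],s[i,4],np.nanmean(P,0),np.ptp(P,axis=0))
    m=(z>30)&(z<44)&white
    k,l,s,ce=cv2.connectedComponentsWithStats(m.astype(np.uint8))
    i=1+np.argmax(s[1:,4]);print("disc",ce[i],s[i],np.nanmedian(W[l==i],0))
    cs,_=cv2.findContours((l==i).astype(np.uint8),cv2.RETR_EXTERNAL,cv2.CHAIN_APPROX_NONE)
    cc=max(cs,key=len)[:,0];hull=cv2.convexHull(cc)[:,0]
    Q=np.array([ray(u,v,38,c)[:2] for u,v in hull]);print("hull circ",circ(Q))
    print("hub px guess",[ray(*({'top0':(247,178),'scene0':(259,223)}[n]),52,c)])
E
python3 - <<'E'
import cv2
p=cv2.imread('pics/top0.png');cv2.imwrite('pics/t1.png',cv2.resize(p[70:260,190:430],None,fx=3.3,fy=3.1,interpolation=cv2.INTER_CUBIC))
p=cv2.imread('pics/scene0.png');cv2.imwrite('pics/s1.png',cv2.resize(p[90:290,150:350],None,fx=3,fy=3,interpolation=cv2.INTER_CUBIC))
E
```

```text
top0
table z 0.0803095717277915
lids [191.   89.4] 1652 [843.5 220.4  74. ] [111.3 152.5  17.4]
lids [ 59.9 129.3] 1120 [720.8 620.1  80.6] [132.5 107.   13.1]
lids [ 56.8 231.5] 1530 [410.5 612.8  74.4] [301.1 102.7  19.2]
lids [127.9 193.7] 171 [519.  404.4  76.1] [41.5 43.2 13.4]
lids [163.8 208.3] 176 [473.5 295.7  76.2] [41.8 43.  10.3]
lids [128.2 226.4] 181 [421.6 399.9  76.2] [41.4 42.8 10.3]
lids [167.8 239.7] 180 [381.5 282.   75.8] [43.6 41.9 12.7]
disc [250.1 179.6] [ 204  137   98   85 3699] [562.4  44.   38.1]
hull circ (array([565.8,  41.6]), np.float64(139.46899424284973))
hub px guess [array([565.2,  50. ,  52. ])]
scene0
table z 1.587426159372691
lids [355.9 228.3] 159 [380.8 281.5  76.6] [44.1 43.  15.9]
lids [340.1 251. ] 178 [473.  295.5  76.8] [43.4 43.7 14.2]
lids [380.2 263.2] 183 [420.5 399.1  76.7] [42.5 43.3 15.2]
lids [203.7 263.2] 30 [780.4  48.8  77.5] [34.6  9.1 18.4]
lids [443.3 325.6] 1506 [440.9 615.2  74.9] [299.2 100.9  16.5]
lids [318.3 284.7] 29 [593.2 317.4  73.5] [13.  35.1 12.6]
lids [360.3 287.7] 204 [518.3 403.8  76.8] [44.2 42.4 15.3]
lids [227.2 326.2] 2506 [846.8 225.1  75.3] [109.8 153.2  17.1]
disc [262.9 227.8] [ 218  182   84   83 2420] [554.4  75.1  39.4]
hull circ (array([566. ,  34.9]), np.float64(143.9254793905355))
hub px guess [array([568. ,  54.9,  52. ])]
```

View pics/t1.png

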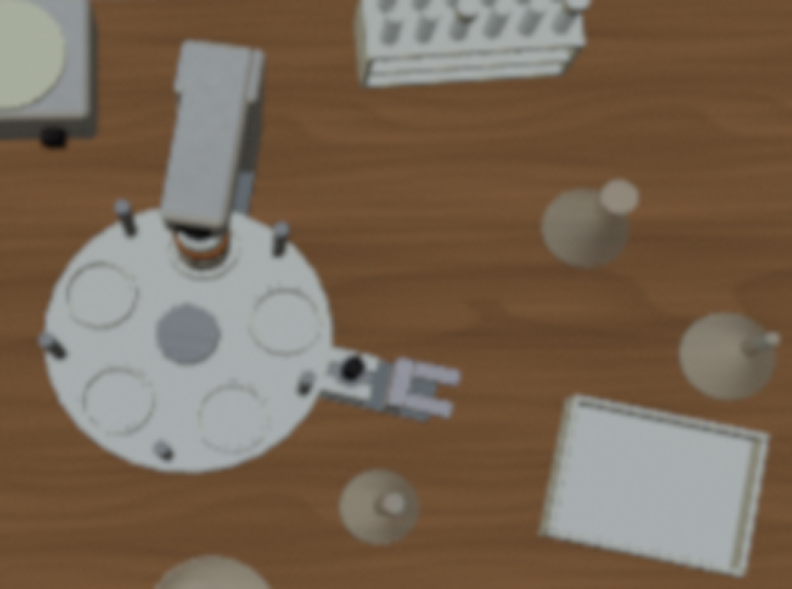

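View pics/s1.png

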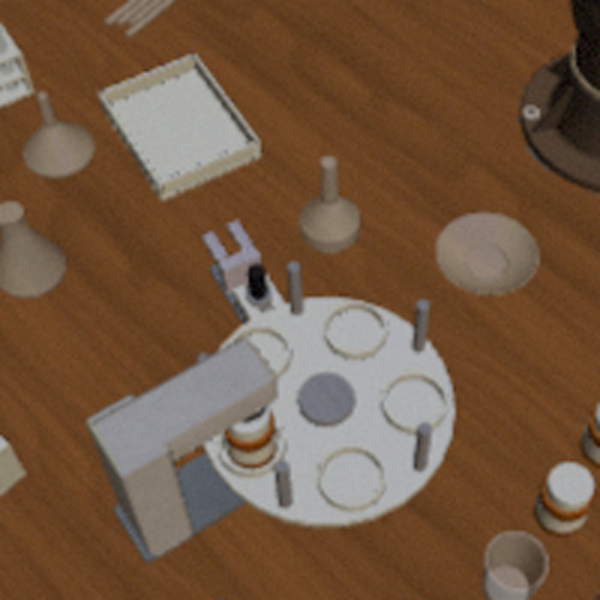

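```bash
python3 - <<'E'
from h import *
for n in("top0","scene0"):
    c=load(n+".npz");W=cloud(c['d'],c);hsv=cv2.cvtColor(c['p'],cv2.COLOR_RGB2HSV)
    print(n);x,y,z=W[...,0],W[...,1],W[...,2]
    r=np.hypot(x-566,y-51)
    m=(r<50)&(hsv[...,2]<165)&(z>46)&(z<58);P=W[m];print("boss",m.sum(),np.nanmean(P,0),np.ptp(P,axis=0), (P.max(0)+P.min(0))/2)
    m=((r>90)&(r<150)&(z>110)&(z<130)).astype(np.uint8)
    k,l,s,ce=cv2.connectedComponentsWithStats(m,connectivity=8)
    for i in range(1,k):
        P=W[l==i];q=np.nanmean(P,0);print("post",ce[i],s[i,4],q,np.hypot(*(q[:2]-[566,51])),np.degrees(np.arctan2(q[1]-51,q[0]-566)))
    m=(z>193)&(z<212)&(x>600)&(x<850)&(y<150)&(y>-50)
    P=W[m];print("head",m.sum(),P.mean(0),cv2.minAreaRect(P[:,:2].astype(np.float32)))
    m=(hsv[...,2]<60)&(r>120)&(r<200)&(z>50)&(z<110);P=W[m];print("pin",m.sum(),P.mean(0),P.min(0),P.max(0)); top=P[P[:,2]>82];print(top.mean(0),len(top))
    m=(r>180)&(r<265)&(z>46)&(z<64)&(y<-100)&(x<620)&(x>520);P=W[m];print("fork",m.sum(),P.mean(0),P.min(0),P.max(0),cv2.minAreaRect(P[:,:2].astype(np.float32)))
    m=(z>22)&(z<36)&(y<-180)&(y>-480)&(x>300)&(x<620)&(hsv[...,1]<90);P=W[m]
    k,l,s,ce=cv2.connectedComponentsWithStats(m.astype(np.uint8),connectivity=8);i=1+np.argmax(s[1:,4]);print("traywall",m.sum(),s[i],cv2.minAreaRect(W[l==i][:,:2].astype(np.float32)))
    m=(z>-3)&(z<36)&(y<-200)&(y>-480)&(x>300)&(x<620)&(hsv[...,1]<60)&(hsv[...,2]>140)
    k,l,s,ce=cv2.connectedComponentsWithStats(m.astype(np.uint8),connectivity=8);i=1+np.argmax(s[1:,4]);print("tray",s[i],W[l==i].mean(0),cv2.minAreaRect(W[l==i][:,:2].astype(np.float32)))
E
```

```text
top0
boss 294 [568.4  52.7  51.8] [57.3 55.3 10.1] [568.6  53.1  51.6]
post [226.8 136.4] 19 [675.2 104.4 121.7] 121.5640664406021 26.059441164900335
post [274.5 143.5] 20 [651.3 -33.1 121.5] 119.81091344892825 -44.58399359107059
post [204. 179.] 23 [550.9 169.7 121.4] 119.63290922602874 97.26033320541438
post [282.8 191. ] 21 [512.5 -53.7 122.2] 117.58290719246482 -117.09061724199196
post [238.2 213.8] 19 [449.8  72.7 122.3] 118.19199901567205 169.41267011081163
head 1290 [717.6  25.9 202.1] ((716.1964111328125, 26.5751895904541), (69.5527572631836, 163.6624298095703), 80.35149383544922)
pin 31 [525.  -86.   84.1] [ 506.5 -103.1   62.5] [545.3 169.4  92.9]
[526.  -84.2  87.6] 25
fork 93 [ 527.8 -161.6   54.5] [ 520.8 -193.4   48.7] [ 540.2 -136.6   59. ] ((528.572021484375, -165.45578002929688), (56.7140007019043, 18.85364532470703), 83.96468353271484)
traywall 581 [355 197  68  58 425] ((417.0708923339844, -377.011474609375), (181.49412536621094, 141.09463500976562), 76.77418518066406)
tray [ 356  198   66   57 2513] [ 413.1 -380.9    7.2] ((414.1889953613281, -382.74908447265625),
[... 601 characters left out ...]
297459348
head 1264 [721.7  27.8 203.4] ((714.4368286132812, 25.17306137084961), (71.14237213134766, 163.7683563232422), 80.58660125732422)
pin 52 [530.4 -95.3  75.6] [ 520.  -106.9   52.4] [537.  -88.3  92.4]
[529.  -96.9  87.9] 24
fork 62 [ 527.  -159.3   54.8] [ 520.6 -195.3   47.4] [ 536.8 -137.8   61.7] ((528.63037109375, -166.53802490234375), (57.54283142089844, 16.20973777770996), 89.9131851196289)
traywall 396 [183 108  54  46 301] ((413.9311828613281, -378.47552490234375), (187.2779998779297, 140.179443359375), 76.71514129638672)
tray [ 184  109   53   47 1305] [ 414.1 -381.9   11.3] ((416.249755859375, -377.4971618652344), (184.53379821777344, 134.1632537841797), 77.07122802734375)
```

```bash
python3 - <<'E'
from h import *
from scipy.optimize import least_squares
P=np.array([(675.2,104.4),(651.3,-33.1),(550.9,169.7),(512.5,-53.7),(449.8,72.7)])
k=np.array([0,-1,1,-2,2])
def f(p):
    a=p[2]+np.radians(36+72*k);return (np.c_[p[0]+120*np.cos(a),p[1]+120*np.sin(a)]-P).ravel()
r=least_squares(f,[567,52,-.17]);h=r.x[:2];yaw=r.x[2];print("hub",h,np.degrees(yaw),r.fun)
def pol(rad,deg): a=yaw+np.radians(deg);return h+rad*np.array([np.cos(a),np.sin(a)])
print("bore",pol(155,-95),"notch",pol(231,-95))
for n in("top0","scene0"):
    c=load(n+".npz");W=cloud(c['d'],c);x,y,z=W[...,0],W[...,1],W[...,2]
    print(n,"proj bore top",proj([*pol(155,-95),90],c),"notch",proj([*pol(231,-95),55],c),"under head",proj([*pol(92,0),38],c))
    m=(np.hypot(x-509,y+171)<45)&(z>49)&(z<61);Q=W[m];print("fork",m.sum(),Q.mean(0),cv2.minAreaRect(Q[:,:2].astype(np.float32)))
    m=((z>55)&(z<230)&(x>150)&(x<900)&(y>-560)&(y<560)).astype(np.uint8)
    k_,l,s,ce=cv2.connectedComponentsWithStats(m)
    for i in range(1,k_):
        if s[i,4]>15: Q=W[l==i];print(ce[i],s[i,4],"mean",Q.mean(0),"lo",Q.min(0),"hi",Q.max(0))
E
```

```text
hub [567.9  52. ] -9.78672846723223 [ 0.4  0.6  0.3 -0.9 -0.1  1.1 -0.5 -0.5 -0.1 -0.3]
bore [528.4 -97.9] notch [ 509.  -171.3]
top0 proj bore top [297.3 187.1] notch [320.9 195. ] under head [251.3 149.3]
fork 216 [ 512.3 -159.6   54.4] ((511.7785949707031, -162.67276000976562), (57.9405403137207, 46.00294876098633), 74.8333511352539)
[332.9  74.8] 1546 mean [ 870.2 -214.8   94.6] lo [ 839.2 -320.8   55. ] hi [ 899.9 -117.   135. ]
[191.8  90.6] 1846 mean [840.  218.1  72.9] lo [785.7 140.5  55.2] hi [900.  300.6  83.4]
[253.4 116.4] 1629 mean [708.8  25.1 186.5] lo [631.8 -20.5  55.4] hi [800.8  66.9 207.5]
[373.  136.5] 234 mean [ 677.1 -326.5   87.5] lo [ 659.  -350.2   55. ] hi [ 703.2 -308.7  114.9]
[117.9 144.3] 301 mean [653.7 416.  133.4] lo [641.9 405.7  55.1] hi [673.5 438.3 173.8]
[227.5 139. ] 44 mean [673.3 104.2 101.5] lo [669.1  98.3  61.9] hi [682.5 112.  125.8]
[274.2 146.3] 46 mean [649.3 -32.9  98.8] lo [645.5 -39.8  56.7] hi [658.9 -26.7 126.7]
[159.1 175.8] 138 mean [573.1 314.6  68.9] lo [543.2 281.7  55.3] hi [599.6 340.4  79.5]
[ 97.9 183.9] 236 mean [550.6 
[... 2305 characters left out ...]
5] 66 mean [675.3 106.   98.4] lo [657.5  70.   55.2] hi [680.5 111.4 128.8]
[339.5 252.3] 239 mean [475.6 296.3  72.9] lo [449.6 269.1  55.1] hi [496.4 318.6  82.2]
[379.2 264.8] 268 mean [424.1 399.6  72.1] lo [397.8 374.9  55. ] hi [445.4 423.4  82.7]
[322.  276.4] 175 mean [565.8 308.1  69.5] lo [540.  279.   55.1] hi [597.6 337.7  80.7]
[359.4 289. ] 278 mean [521.4 404.1  72.9] lo [495.8 377.9  55. ] hi [541.6 428.   81.5]
[227.8 325.3] 2744 mean [844.2 224.3  74.7] lo [783.9 139.2  55.3] hi [900.  299.1  83.3]
[335.6 324.3] 313 mean [662.4 422.  141. ] lo [639.4 405.4  58.5] hi [671.8 436.7 176.1]
[381.2 323.6] 324 mean [554.4 500.8  72.7] lo [528.9 475.5  55.1] hi [576.  525.3  82.9]
```

```bash
cat > plan.py <<'E'
import sys,json,numpy as np
from workcell import bot
from scipy.spatial.transform import Rotation as R
# usage: plan.py x y z yaw_deg(of tool y axis, nan=keep) nrows [hand]
def rows(p0,R0,p1,yaw,n,dec=0):
    y0=np.degrees(np.arctan2(R0[1,1],R0[0,1]))
    if np.isnan(yaw): d=0.
    else: d=(yaw-y0+90)%180-90   # half-turn equivalent
    az=-np.radians(d)/n
    # level: desired R with z down
    Rc=R0.copy();p=p0.copy();out=[]
    for i in range(n):
        want=p0+(p1-p0)*(i+1)/n
        s=Rc.T@(want-p);s=np.round(s,dec);a=round(az,3)
        p=p+Rc@s;Rc=Rc@R.from_rotvec([0,0,a]).as_matrix()
        out.append([*map(float,s),a])
    return out,p,y0,d
if __name__=="__main__":
    a=[float(v) for v in sys.argv[1:]]
    s=bot.observe()
    o,p,y0,d=rows(np.array(s['ee_pos']),np.array(s['tcp_rot']),np.array(a[:3]),a[3],int(a[4]))
    print("j",np.round(s['joint_pos'],0),"from",np.round(s['ee_pos'],1),"yaw",round(y0,1),"turn",round(d,1),"tilt",np.round(s['tcp_rot'][:2,2],4))
    for r in o: print(r)
    print("end",np.round(p,1))
E
python3 plan.py 500 -97.5 231 -14.7 20
```

```text
j [-75.  25.   1.  90.  -1.  65.  -4.] from [221.1 584.1 230.6] yaw 69.3 turn -84.0 tilt [-0.0004 -0.0014]
[-25.0, -27.0, 0.0, np.float64(0.073)]
[-27.0, -25.0, 0.0, np.float64(0.073)]
[-29.0, -23.0, 0.0, np.float64(0.073)]
[-30.0, -21.0, 0.0, np.float64(0.073)]
[-32.0, -18.0, 0.0, np.float64(0.073)]
[-33.0, -17.0, 0.0, np.float64(0.073)]
[-34.0, -13.0, 0.0, np.float64(0.073)]
[-35.0, -11.0, 0.0, np.float64(0.073)]
[-36.0, -9.0, 0.0, np.float64(0.073)]
[-36.0, -6.0, 0.0, np.float64(0.073)]
[-37.0, -3.0, 0.0, np.float64(0.073)]
[-37.0, -1.0, 0.0, np.float64(0.073)]
[-37.0, 2.0, 0.0, np.float64(0.073)]
[-36.0, 5.0, 0.0, np.float64(0.073)]
[-36.0, 7.0, 0.0, np.float64(0.073)]
[-36.0, 10.0, 0.0, np.float64(0.073)]
[-34.0, 13.0, 0.0, np.float64(0.073)]
[-34.0, 15.0, 0.0, np.float64(0.073)]
[-33.0, 17.0, 0.0, np.float64(0.073)]
[-31.0, 20.0, 0.0, np.float64(0.073)]
end [500.  -97.9 231.4]
```

>>> arm_command(
  series=[
    {"dx":-15,"dy":-16,"az":0.073,"hand":50},
    {"dx":-27,"dy":-25,"az":0.073},
    {"dx":-29,"dy":-23,"az":0.073},
    {"dx":-30,"dy":-21,"az":0.073},
    {"dx":-32,"dy":-18,"az":0.073},
    {"dx":-33,"dy":-17,"az":0.073},
    {"dx":-34,"dy":-13,"az":0.073},
    {"dx":-35,"dy":-11,"az":0.073},
    {"dx":-36,"dy":-9,"az":0.073},
    {"dx":-36,"dy":-6,"az":0.073},
  ],
  force=40,
)

```text
validation failed for argument at $.se...
```

>>> arm_command(
  series=[
    {"dx":-37,"dy":-3,"az":0.073},
    {"dx":-37,"dy":-1,"az":0.073},
    {"dx":-37,"dy":2,"az":0.073},
    {"dx":-36,"dy":5,"az":0.073},
    {"dx":-36,"dy":7,"az":0.073},
    {"dx":-36,"dy":10,"az":0.073},
    {"dx":-34,"dy":13,"az":0.073},
    {"dx":-34,"dy":15,"az":0.073},
    {"dx":-25,"dy":17,"az":0.073},
    {"dx":-15,"dy":10,"az":0.073},
  ],
)

```text
validation failed for argument at $.se...
```

```bash
python3 plan.py 528.5 -97.5 130 -14.7 8; python3 - <<'E'
from workcell import bot
import cv2,numpy as np
c=bot.calibration("wrist");p,d=bot.capture("wrist");cv2.imwrite("pics/w1.png",p[:,:,::-1]);np.savez("w1.npz",p=p,d=d,**c)
print(-c['R'].T@c['t'],c['R'])
E
```

```text
j [-75.  25.   1.  90.  -1.  65.  -4.] from [221.1 584.1 230.6] yaw 69.3 turn -84.0 tilt [-0.0004 -0.0014]
[-66.0, -66.0, 13.0, np.float64(0.183)]
[-77.0, -53.0, 12.0, np.float64(0.183)]
[-85.0, -38.0, 13.0, np.float64(0.183)]
[-91.0, -22.0, 13.0, np.float64(0.183)]
[-94.0, -5.0, 12.0, np.float64(0.183)]
[-92.0, 12.0, 13.0, np.float64(0.183)]
[-89.0, 29.0, 13.0, np.float64(0.183)]
[-82.0, 45.0, 12.0, np.float64(0.183)]
end [528.9 -97.3 130.4]
[160.1785797  607.01800634 372.88111226] [[ 3.54398481e-01  9.35094469e-01 -2.26937787e-04]
 [ 9.03536710e-01 -3.42375632e-01  2.57682634e-01]
 [ 2.40879908e-01 -9.15273807e-02 -9.66229584e-01]]
```

View pics/w1.png

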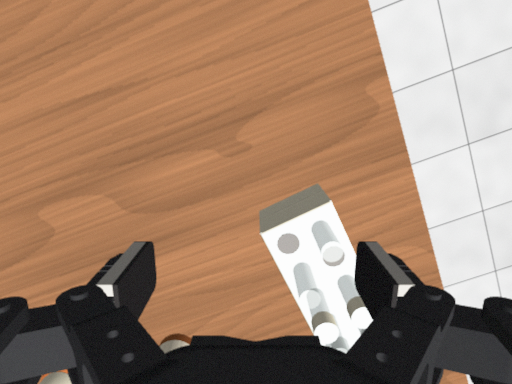

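The move call was refused because each row probably needs all seven keys. The wrist view shows only the fingers and a vial rack, since the arm hasn't moved. I'll send full rows.

>>> arm_command(
  series=[
    {"dx":-15,"dy":-16,"dz":0,"ax":0,"ay":0,"az":0.073,"hand":50},
    {"dx":-27,"dy":-25,"dz":0,"ax":0,"ay":0,"az":0.073,"hand":50},
    {"dx":-29,"dy":-23,"dz":0,"ax":0,"ay":0,"az":0.073,"hand":50},
    {"dx":-30,"dy":-21,"dz":0,"ax":0,"ay":0,"az":0.073,"hand":50},
    {"dx":-32,"dy":-18,"dz":0,"ax":0,"ay":0,"az":0.073,"hand":50},
    {"dx":-33,"dy":-17,"dz":0,"ax":0,"ay":0,"az":0.073,"hand":50},
    {"dx":-34,"dy":-13,"dz":0,"ax":0,"ay":0,"az":0.073,"hand":50},
    {"dx":-35,"dy":-11,"dz":0,"ax":0,"ay":0,"az":0.073,"hand":50},
    {"dx":-36,"dy":-9,"dz":0,"ax":0,"ay":0,"az":0.073,"hand":50},
    {"dx":-36,"dy":-6,"dz":0,"ax":0,"ay":0,"az":0.073,"hand":50},
  ],
  force=40,
)

```text
clock: 0.98
ee_pos: [355.3, 256.1, 231.3]
tcp_rot: [[-0.458, 0.889, -0.0], [0.889, 0.458, 0.0], [0.0, 0.0, -1.0]]
ft_force: [1.5, 0.2, 0.1]
width: 50.6
```

>>> arm_command(
  series=[
    {"dx":-37,"dy":-3,"dz":0,"ax":0,"ay":0,"az":0.073,"hand":50},
    {"dx":-37,"dy":-1,"dz":0,"ax":0,"ay":0,"az":0.073,"hand":50},
    {"dx":-37,"dy":2,"dz":0,"ax":0,"ay":0,"az":0.073,"hand":50},
    {"dx":-36,"dy":5,"dz":0,"ax":0,"ay":0,"az":0.073,"hand":50},
    {"dx":-36,"dy":7,"dz":0,"ax":0,"ay":0,"az":0.073,"hand":50},
    {"dx":-36,"dy":10,"dz":0,"ax":0,"ay":0,"az":0.073,"hand":50},
    {"dx":-34,"dy":13,"dz":0,"ax":0,"ay":0,"az":0.073,"hand":50},
    {"dx":-34,"dy":15,"dz":0,"ax":0,"ay":0,"az":0.073,"hand":50},
    {"dx":-25,"dy":17,"dz":0,"ax":0,"ay":0,"az":0.073,"hand":50},
    {"dx":-15,"dy":10,"dz":0,"ax":0,"ay":0,"az":0.073,"hand":50},
  ],
)

```text
clock: 1.82
ee_pos: [489.5, -61.6, 231.5]
tcp_rot: [[0.255, 0.967, 0.001], [0.967, -0.255, -0.001], [-0.001, 0.001, -1.0]]
ft_force: [-0.4, -0.4, -0.5]
width: 50.1
```

```bash
cat > plan.py <<'E'
import sys,json,numpy as np
from workcell import bot
from scipy.spatial.transform import Rotation as R
# usage: plan.py x y z yaw_deg(of tool y axis, nan=keep) nrows hand
def rows(p0,R0,p1,yaw,n,dec=0):
    y0=np.degrees(np.arctan2(R0[1,1],R0[0,1]))
    d=0. if np.isnan(yaw) else (yaw-y0+90)%180-90
    if abs(d)<.6:d=0.
    az=-np.radians(d)/n
    w=np.ones(n)
    if n>=6: w[[0,-1]]=.4;w[[1,-2]]=.75
    w=np.cumsum(w)/w.sum()
    Rc=R0.copy();p=p0.copy();out=[]
    for i in range(n):
        want=p0+(p1-p0)*w[i]
        s=np.round(Rc.T@(want-p),dec);a=round(float(az),3)
        p=p+Rc@s;Rc=Rc@R.from_rotvec([0,0,a]).as_matrix()
        out.append([*map(float,s),a])
    return out,p,y0,d
if __name__=="__main__":
    a=[float(v) for v in sys.argv[1:]]
    s=bot.observe()
    o,p,y0,d=rows(np.array(s['ee_pos']),np.array(s['tcp_rot']),np.array(a[:3]),a[3],int(a[4]))
    print("t",s['clock'],"j",np.round(s['joint_pos'],0),"from",np.round(s['ee_pos'],1),"yaw",round(y0,1),"turn",round(d,1),"tilt",np.round(s['tcp_rot'][:2,2],4))
    for r in o: print(*[f"{v:g}" for v in r])
    print("end",np.round(p,1))
E
python3 plan.py 528.5 -97.5 160 -14.7 8; python3 - <<'E'
from workcell import bot
import cv2,numpy as np
c=bot.calibration("wrist");p,d=bot.capture("wrist");cv2.imwrite("pics/w2.png",p[:,:,::-1]);np.savez("w2.npz",p=p,d=d,**c)
E
```

```text
t 1.8167 j [-29.  14.  37. 110. -10.  59.  -3.] from [489.5 -61.6 231.5] yaw -14.8 turn 0.0 tilt [ 0.0011 -0.0011]
-2 3 5 -0
-3 6 8 -0
-3 7 11 -0
-4 7 12 -0
-4 8 11 -0
-4 7 12 -0
-3 6 8 -0
-2 3 5 -0
end [528.6 -97.9 159.6]
```

View pics/w2.png

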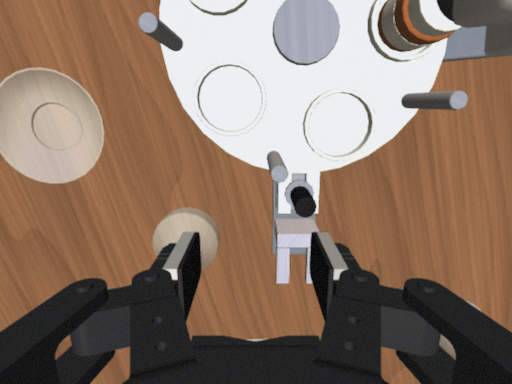

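```bash
python3 - <<'E'
from h import *
c=load("w2.npz");W=cloud(c['d'],c);x,y,z=W[...,0],W[...,1],W[...,2]
print("proj pin top",proj([528.5,-97.9,88],c),"post",proj([512.4,-54,123],c),"hub",proj([567.9,52,52],c),"notch",proj([509,-171.3,55],c))
g=c['p'].max(2)
m=(np.hypot(x-528,y+98)<25)&(z>80)&(z<95)&(g<70);print("pin",m.sum(),W[m].mean(0),(W[m].min(0)+W[m].max(0))/2,np.argwhere(m).mean(0)[::-1])
m=(np.hypot(x-509,y+171)<50)&(z>50)&(z<60);print("fork",m.sum(),W[m].mean(0),cv2.minAreaRect(W[m][:,:2].astype(np.float32)))
m=(np.hypot(x-512,y+54)<20)&(z>118)&(z<128);print("post",m.sum(),W[m].mean(0))
m=(np.hypot(x-568,y-52)<40)&(z>47)&(z<58);print("boss",m.sum(),W[m].mean(0))
m=(np.hypot(x-509,y+171)<50)&(z>50)&(z<60)
uv=np.argwhere(m)[:,::-1];print(uv.min(0),uv.max(0))
E
python3 -c "
import cv2;p=cv2.imread('pics/w2.png');cv2.imwrite('pics/w2c.png',cv2.resize(p[150:300,240:350],None,fx=4,fy=4))"
```

```text
proj pin top [307.1 206.7] post [281.2 172.7] hub [307.7  27. ] notch [299.4 266. ]
pin 375 [526.4 -96.4  86.9] [526.5 -97.4  84.8] [304.3 205.3]
fork 1130 [ 502.7 -155.6   54. ] ((505.2309875488281, -162.29385375976562), (59.2705078125, 37.61967086791992), 76.18710327148438)
post 250 [510.2 -53.6 122.3]
boss 3553 [565.3  50.4  51.5]
[276 232] [311 283]
```

View pics/w2c.png

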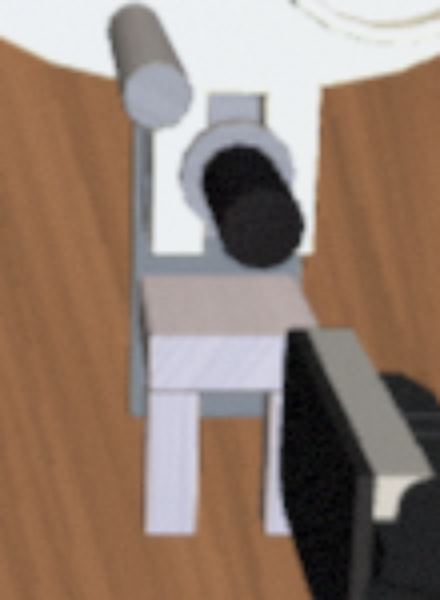

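>>> arm_command(
  series=[
    {"dx":-2,"dy":3,"dz":5,"ax":0,"ay":0,"az":0,"hand":50},
    {"dx":-3,"dy":6,"dz":8,"ax":0,"ay":0,"az":0,"hand":50},
    {"dx":-3,"dy":7,"dz":11,"ax":0,"ay":0,"az":0,"hand":50},
    {"dx":-4,"dy":7,"dz":12,"ax":0,"ay":0,"az":0,"hand":50},
    {"dx":-4,"dy":8,"dz":12,"ax":0,"ay":0,"az":0,"hand":50},
    {"dx":-4,"dy":7,"dz":12,"ax":0,"ay":0,"az":0,"hand":50},
    {"dx":-3,"dy":6,"dz":12,"ax":0,"ay":0,"az":0,"hand":50},
    {"dx":-2,"dy":3,"dz":12,"ax":0,"ay":0,"az":0,"hand":50},
    {"dx":0,"dy":0,"dz":12,"ax":0,"ay":0,"az":0,"hand":50},
    {"dx":0,"dy":0,"dz":10,"ax":0,"ay":0,"az":0,"hand":50},
  ],
)

```text
clock: 2.7
ee_pos: [527.4, -93.5, 123.7]
tcp_rot: [[0.247, 0.969, -0.001], [0.969, -0.247, 0.0], [0.0, -0.001, -1.0]]
ft_force: [0.2, 0.0, -1.1]
width: 50.5
```

```bash
python3 plan.py 528 -97.5 58 -14.7 6
```

```text
t 2.7 j [-20.  26.  33. 112. -19.  48.   9.] from [527.4 -93.5 123.7] yaw -14.3 turn 0.0 tilt [-0.0012  0.0004]
-0 0 6 -0
-1 0 12 -0
-1 1 15 -0
-1 0 15 -0
-0 0 12 -0
-1 1 6 -0
end [528.3 -97.8  57.7]
```

>>> arm_command(
  series=[
    {"dx":0,"dy":0,"dz":6,"ax":0,"ay":0,"az":0.007,"hand":50},
    {"dx":-1,"dy":0,"dz":10,"ax":0,"ay":0,"az":0,"hand":50},
    {"dx":-1,"dy":1,"dz":10,"ax":0,"ay":0,"az":0,"hand":50},
    {"dx":-1,"dy":0,"dz":10,"ax":0,"ay":0,"az":0,"hand":50},
    {"dx":0,"dy":0,"dz":10,"ax":0,"ay":0,"az":0,"hand":50},
    {"dx":-1,"dy":0,"dz":9,"ax":0,"ay":0,"az":0,"hand":50},
    {"dx":0,"dy":0,"dz":7,"ax":0,"ay":0,"az":0,"hand":50},
    {"dx":0,"dy":0,"dz":4,"ax":0,"ay":0,"az":0,"hand":50},
    {"dx":0,"dy":0,"dz":0,"ax":0,"ay":0,"az":0,"hand":50},
    {"dx":0,"dy":0,"dz":0,"ax":0,"ay":0,"az":0,"hand":50},
  ],
)

```text
clock: 3.53
ee_pos: [527.8, -98.3, 59.3]
tcp_rot: [[0.255, 0.967, -0.0], [0.967, -0.255, 0.0], [-0.0, -0.0, -1.0]]
ft_force: [0.7, -0.0, 0.8]
width: 50.4
```

```bash
python3 plan.py 528 -97.5 58 -14.7 1;python3 - <<'E'
from workcell import bot
import cv2,numpy as np
c=bot.calibration("wrist");p,d=bot.capture("wrist");cv2.imwrite("pics/w3.png",p[:,:,::-1])
E
```

```text
t 3.5333 j [-16.  31.  30. 115. -24.  40.  13.] from [527.8 -98.3  59.3] yaw -14.8 turn 0.0 tilt [-0.0001  0.    ]
1 -0 1 -0
end [528.1 -97.3  58.3]
```

View pics/w3.png

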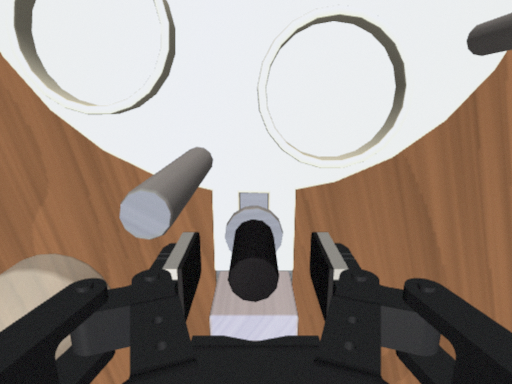

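The pin grip at (253,275) is centred between the pads at (190/318). Closing now.

>>> arm_command(
  series=[
    {"dx":0,"dy":0,"dz":0,"ax":0,"ay":0,"az":0,"hand":35},
    {"dx":0,"dy":0,"dz":0,"ax":0,"ay":0,"az":0,"hand":28},
    {"dx":0,"dy":0,"dz":0,"ax":0,"ay":0,"az":0,"hand":22},
    {"dx":0,"dy":0,"dz":0,"ax":0,"ay":0,"az":0,"hand":15},
    {"dx":0,"dy":0,"dz":0,"ax":0,"ay":0,"az":0,"hand":10},
    {"dx":0,"dy":0,"dz":0,"ax":0,"ay":0,"az":0,"hand":10},
    {"dx":0,"dy":0,"dz":0,"ax":0,"ay":0,"az":0,"hand":10},
    {"dx":0,"dy":0,"dz":0,"ax":0,"ay":0,"az":0,"hand":10},
    {"dx":0,"dy":0,"dz":0,"ax":0,"ay":0,"az":0,"hand":10},
    {"dx":0,"dy":0,"dz":0,"ax":0,"ay":0,"az":0,"hand":10},
  ],
)

```text
clock: 4.42
ee_pos: [528.2, -98.2, 59.6]
tcp_rot: [[0.255, 0.967, 0.001], [0.967, -0.255, 0.0], [0.0, 0.001, -1.0]]
ft_force: [0.6, 0.1, 5.5]
width: 18.6
```

>>> arm_command(
  series=[
    {"dx":0,"dy":0,"dz":-3,"ax":0,"ay":0,"az":0,"hand":10},
    {"dx":0,"dy":0,"dz":-6,"ax":0,"ay":0,"az":0,"hand":10},
    {"dx":0,"dy":0,"dz":-9,"ax":0,"ay":0,"az":0,"hand":10},
    {"dx":0,"dy":0,"dz":-10,"ax":0,"ay":0,"az":0,"hand":10},
    {"dx":0,"dy":0,"dz":-10,"ax":0,"ay":0,"az":0,"hand":10},
    {"dx":0,"dy":0,"dz":-10,"ax":0,"ay":0,"az":0,"hand":10},
    {"dx":0,"dy":0,"dz":-10,"ax":0,"ay":0,"az":0,"hand":10},
    {"dx":0,"dy":0,"dz":-10,"ax":0,"ay":0,"az":0,"hand":10},
    {"dx":0,"dy":0,"dz":-6,"ax":0,"ay":0,"az":0,"hand":10},
    {"dx":0,"dy":0,"dz":-3,"ax":0,"ay":0,"az":0,"hand":10},
  ],
)

```text
clock: 5.25
ee_pos: [528.3, -98.2, 137.6]
tcp_rot: [[0.255, 0.967, 0.002], [0.967, -0.255, 0.0], [0.001, 0.001, -1.0]]
ft_force: [0.2, -0.9, -0.9]
width: 19.0
```

```bash
python3 plan.py 508.9 -171.7 136 -14.8 8;python3 - <<'E'
from workcell import bot
import cv2,numpy as np
c=bot.calibration("wrist");p,d=bot.capture("wrist");cv2.imwrite("pics/w4.png",p[:,:,::-1])
E
```

```text
t 5.25 j [-20.  25.  34. 111. -18.  49.   9.] from [528.3 -98.2 137.6] yaw -14.8 turn 0.0 tilt [0.0016 0.0001]
-5 -0 0 -0
-9 -0 0 -0
-12 -0 1 -0
-12 -0 -0 -0
-12 -0 0 -0
-12 -0 0 -0
-9 -0 0 -0
-5 -0 1 -0
end [ 508.9 -171.7  135.5]
```

View pics/w4.png

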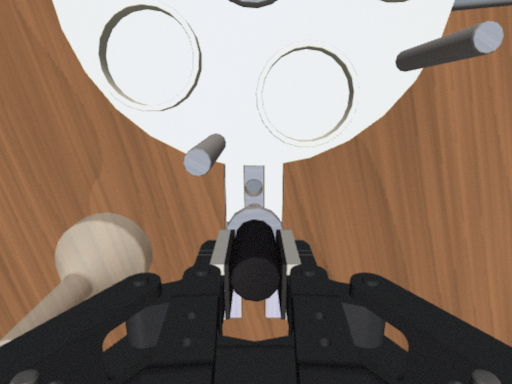

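The pin is drawn out and held at (254,262), with the bore empty at (254,187) and the fork straight behind it. Moving 76 mm radially outward.

>>> arm_command(
  series=[
    {"dx":-5,"dy":0,"dz":0,"ax":0,"ay":0,"az":0,"hand":10},
    {"dx":-9,"dy":0,"dz":0,"ax":0,"ay":0,"az":0,"hand":10},
    {"dx":-12,"dy":0,"dz":0,"ax":0,"ay":0,"az":0,"hand":10},
    {"dx":-12,"dy":0,"dz":0,"ax":0,"ay":0,"az":0,"hand":10},
    {"dx":-12,"dy":0,"dz":0,"ax":0,"ay":0,"az":0,"hand":10},
    {"dx":-12,"dy":0,"dz":0,"ax":0,"ay":0,"az":0,"hand":10},
    {"dx":-9,"dy":0,"dz":0,"ax":0,"ay":0,"az":0,"hand":10},
    {"dx":-5,"dy":0,"dz":0,"ax":0,"ay":0,"az":0,"hand":10},
    {"dx":0,"dy":0,"dz":0,"ax":0,"ay":0,"az":0,"hand":10},
    {"dx":0,"dy":0,"dz":0,"ax":0,"ay":0,"az":0,"hand":10},
  ],
)

```text
clock: 6.13
ee_pos: [508.4, -171.7, 136.2]
tcp_rot: [[0.256, 0.967, -0.0], [0.967, -0.256, 0.0], [0.0, -0.0, -1.0]]
ft_force: [1.0, 1.0, -1.5]
width: 18.9
```

```bash
python3 plan.py 508.9 -171.7 90 -14.8 8;python3 - <<'E'
from workcell import bot
import cv2,numpy as np
c=bot.calibration("wrist");p,d=bot.capture("wrist");cv2.imwrite("pics/w5.png",p[:,:,::-1])
p,d=bot.capture("scene");cv2.imwrite("pics/s5.png",cv2.resize(p[90:240,170:290,::-1],None,fx=4,fy=4))
p,d=bot.capture("top");cv2.imwrite("pics/t5.png",cv2.resize(p[140:240,250:370,::-1],None,fx=5,fy=5))
E
```

```text
t 6.1333 j [-12.  25.  34. 111. -18.  49.  17.] from [ 508.4 -171.7  136.2] yaw -14.8 turn 0.0 tilt [-0.      0.0003]
0 0 3 -0
0 0 5 -0
0 0 8 -0
0 0 7 -0
0 0 7 -0
0 0 8 -0
0 0 5 -0
0 0 3 -0
end [ 508.4 -171.7   90.2]
```

View pics/w5.png

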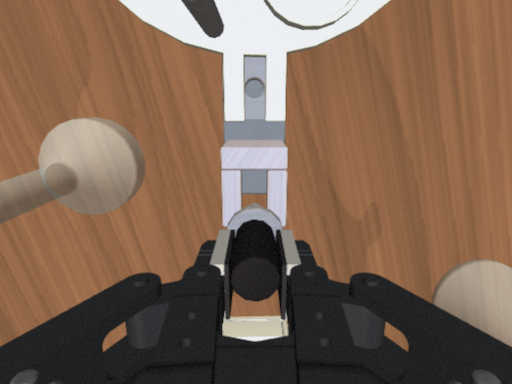

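View pics/s5.png

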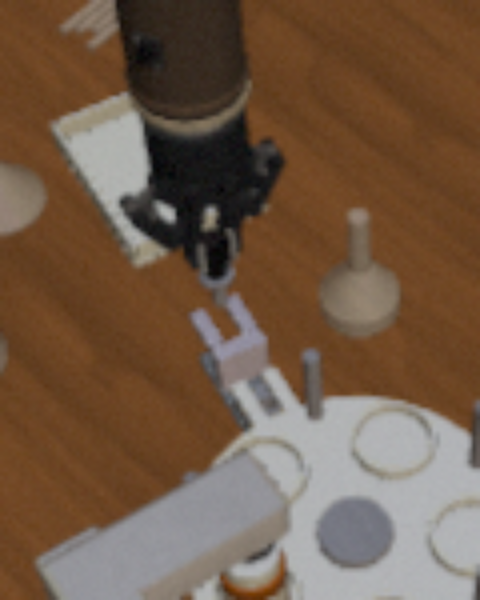

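View pics/t5.png

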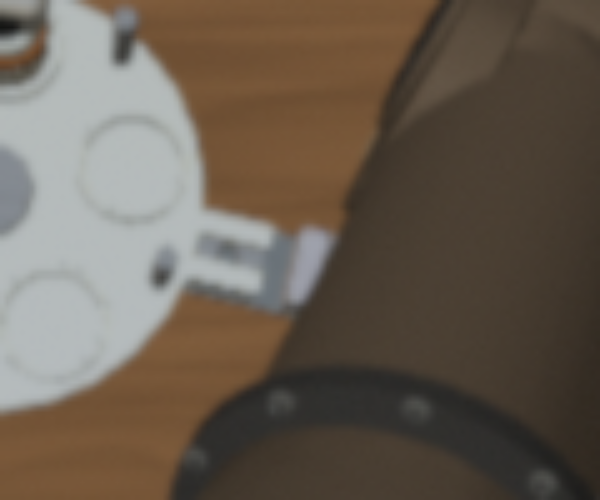

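Pin and fork gap both sit at column 254, so they are aligned. Lowering.

>>> arm_command(
  series=[
    {"dx":0,"dy":0,"dz":4,"ax":0,"ay":0,"az":0,"hand":10},
    {"dx":0,"dy":0,"dz":6,"ax":0,"ay":0,"az":0,"hand":10},
    {"dx":0,"dy":0,"dz":6,"ax":0,"ay":0,"az":0,"hand":10},
    {"dx":0,"dy":0,"dz":6,"ax":0,"ay":0,"az":0,"hand":10},
    {"dx":0,"dy":0,"dz":6,"ax":0,"ay":0,"az":0,"hand":10},
    {"dx":0,"dy":0,"dz":6,"ax":0,"ay":0,"az":0,"hand":10},
    {"dx":0,"dy":0,"dz":5,"ax":0,"ay":0,"az":0,"hand":10},
    {"dx":0,"dy":0,"dz":4,"ax":0,"ay":0,"az":0,"hand":10},
    {"dx":0,"dy":0,"dz":3,"ax":0,"ay":0,"az":0,"hand":10},
    {"dx":0,"dy":0,"dz":2,"ax":0,"ay":0,"az":0,"hand":10},
  ],
)

```text
clock: 7.12
ee_pos: [508.3, -171.7, 87.9]
tcp_rot: [[0.255, 0.967, -0.0], [0.967, -0.255, 0.0], [0.0, -0.0, -1.0]]
ft_force: [-0.2, -0.5, -0.6]
width: 18.8
```

```bash
python3 - <<'E'
from workcell import bot
import cv2,numpy as np
p,d=bot.capture("wrist");cv2.imwrite("pics/w6.png",p[:,:,::-1])
p,d=bot.capture("scene");cv2.imwrite("pics/s6.png",cv2.resize(p[90:240,170:290,::-1],None,fx=4,fy=4))
E
```

```text
(no output)
```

View pics/w6.png

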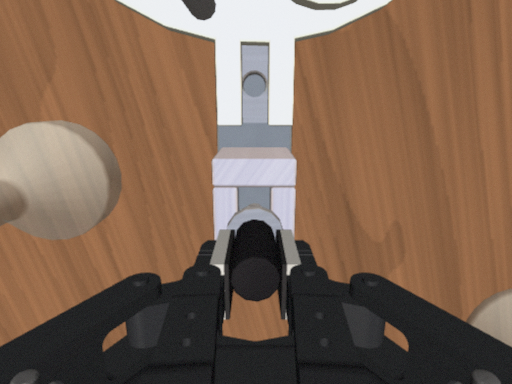

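View pics/s6.png

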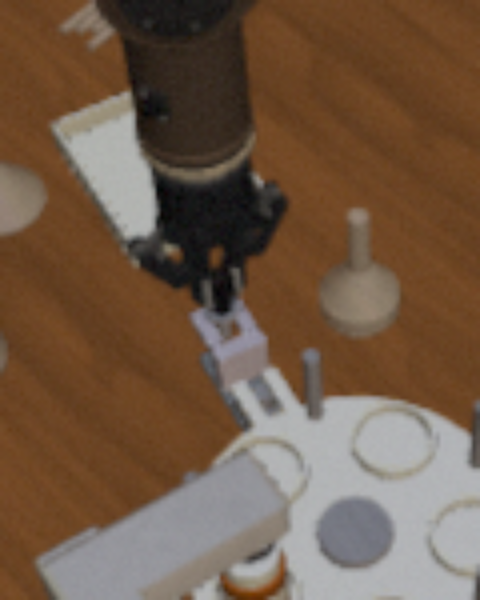

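The shank has gone into the gap with no force. Lowering the last 11 mm or so.

>>> arm_command(
  series=[
    {"dx":0,"dy":0,"dz":2,"ax":0,"ay":0,"az":0,"hand":10},
    {"dx":0,"dy":0,"dz":2,"ax":0,"ay":0,"az":0,"hand":10},
    {"dx":0,"dy":0,"dz":2,"ax":0,"ay":0,"az":0,"hand":10},
    {"dx":0,"dy":0,"dz":2,"ax":0,"ay":0,"az":0,"hand":10},
    {"dx":0,"dy":0,"dz":1,"ax":0,"ay":0,"az":0,"hand":10},
    {"dx":0,"dy":0,"dz":1,"ax":0,"ay":0,"az":0,"hand":10},
    {"dx":0,"dy":0,"dz":0.5,"ax":0,"ay":0,"az":0,"hand":10},
    {"dx":0,"dy":0,"dz":0,"ax":0,"ay":0,"az":0,"hand":10},
    {"dx":0,"dy":0,"dz":0,"ax":0,"ay":0,"az":0,"hand":10},
    {"dx":0,"dy":0,"dz":0,"ax":0,"ay":0,"az":0,"hand":10},
  ],
)

```text
clock: 8.05
ee_pos: [508.5, -171.7, 77.9]
tcp_rot: [[0.255, 0.967, 0.0], [0.967, -0.255, -0.0], [0.0, 0.0, -1.0]]
ft_force: [-0.2, -0.2, -0.2]
width: 18.9
```

>>> arm_command(
  series=[
    {"dx":0,"dy":0,"dz":0.5,"ax":0,"ay":0,"az":0,"hand":10},
    {"dx":0,"dy":0,"dz":0.5,"ax":0,"ay":0,"az":0,"hand":10},
    {"dx":0,"dy":0,"dz":0.5,"ax":0,"ay":0,"az":0,"hand":10},
    {"dx":0,"dy":0,"dz":0,"ax":0,"ay":0,"az":0,"hand":10},
    {"dx":0,"dy":0,"dz":0,"ax":0,"ay":0,"az":0,"hand":10},
    {"dx":0,"dy":0,"dz":0,"ax":0,"ay":0,"az":0,"hand":22},
    {"dx":0,"dy":0,"dz":0,"ax":0,"ay":0,"az":0,"hand":26},
    {"dx":0,"dy":0,"dz":0,"ax":0,"ay":0,"az":0,"hand":32},
    {"dx":0,"dy":0,"dz":0,"ax":0,"ay":0,"az":0,"hand":40},
    {"dx":0,"dy":0,"dz":0,"ax":0,"ay":0,"az":0,"hand":50},
  ],
)

```text
clock: 8.88
ee_pos: [508.4, -171.7, 76.2]
tcp_rot: [[0.255, 0.967, -0.0], [0.967, -0.255, -0.0], [-0.0, -0.0, -1.0]]
ft_force: [-0.2, 0.5, -0.0]
width: 49.6
```

>>> arm_command(
  series=[
    {"dx":0,"dy":0,"dz":0,"ax":0,"ay":0,"az":0,"hand":60},
    {"dx":0,"dy":0,"dz":-4,"ax":0,"ay":0,"az":0,"hand":60},
    {"dx":0,"dy":0,"dz":-8,"ax":0,"ay":0,"az":0,"hand":60},
    {"dx":0,"dy":0,"dz":-15,"ax":0,"ay":0,"az":0,"hand":60},
    {"dx":0,"dy":0,"dz":-20,"ax":0,"ay":0,"az":0,"hand":60},
    {"dx":0,"dy":0,"dz":-25,"ax":0,"ay":0,"az":0,"hand":60},
    {"dx":0,"dy":0,"dz":-25,"ax":0,"ay":0,"az":0,"hand":60},
    {"dx":0,"dy":0,"dz":-25,"ax":0,"ay":0,"az":0,"hand":60},
    {"dx":0,"dy":0,"dz":-20,"ax":0,"ay":0,"az":0,"hand":60},
    {"dx":0,"dy":0,"dz":-10,"ax":0,"ay":0,"az":0,"hand":60},
  ],
)

```text
clock: 9.72
ee_pos: [509.3, -172.4, 231.6]
tcp_rot: [[0.256, 0.967, 0.004], [0.967, -0.256, -0.001], [0.0, 0.004, -1.0]]
ft_force: [0.5, 0.2, 0.2]
width: 60.2
```

```bash
python3 - <<'E'
from workcell import bot
import cv2,numpy as np
c=bot.calibration("wrist")
p,d=bot.capture("wrist");cv2.imwrite("pics/w7.png",p[:,:,::-1]);np.savez("w7.npz",p=p,d=d,**c)
from h import *
W=cloud(d,c);x,y,z=W[...,0],W[...,1],W[...,2]
m=(np.hypot(x-509,y+171)<40)&(z>85)&(z<120);print("pin top",m.sum(),W[m].mean(0),(W[m].min(0)+W[m].max(0))/2, proj([508.9,-171.5,105],c))
E
```

```text
pin top 501 [ 508.1 -169.9  102.6] [ 507.8 -171.1   95.9] [253.8 183.3]
```

View pics/w7.png

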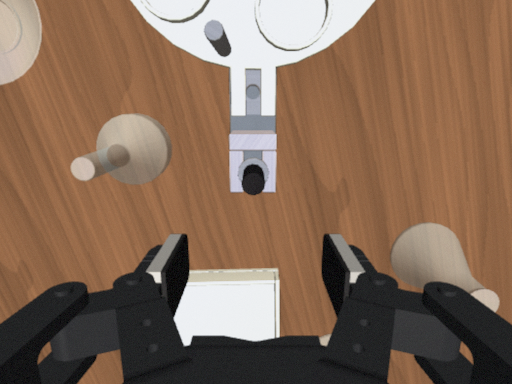

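The pin stands upright in the notch (top at px (253,178), about 103 mm high, near the expected 105). Now to the near post for the push.

```bash
python3 plan.py 454 103 200 -24 10
```

```text
t 9.7667 j [-16.  18.  38. 105. -13.  61.  12.] from [ 509.8 -172.5  232.1] yaw -14.8 turn -9.2 tilt [ 0.0051 -0.0006]
12 -6 2 0.016
23 -12 2 0.016
30 -16 4 0.016
29 -16 4 0.016
30 -17 4 0.016
29 -17 4 0.016
28 -18 3 0.016
29 -18 4 0.016
21 -14 3 0.016
11 -8 2 0.016
end [454.1 102.7 199.6]
```

>>> arm_command(
  series=[
    {"dx":12,"dy":-6,"dz":2,"ax":0,"ay":0,"az":0.016,"hand":0},
    {"dx":23,"dy":-12,"dz":2,"ax":0,"ay":0,"az":0.016,"hand":0},
    {"dx":30,"dy":-16,"dz":4,"ax":0,"ay":0,"az":0.016,"hand":0},
    {"dx":29,"dy":-16,"dz":4,"ax":0,"ay":0,"az":0.016,"hand":0},
    {"dx":30,"dy":-17,"dz":4,"ax":0,"ay":0,"az":0.016,"hand":0},
    {"dx":29,"dy":-17,"dz":4,"ax":0,"ay":0,"az":0.016,"hand":0},
    {"dx":28,"dy":-18,"dz":3,"ax":0,"ay":0,"az":0.016,"hand":0},
    {"dx":29,"dy":-18,"dz":4,"ax":0,"ay":0,"az":0.016,"hand":0},
    {"dx":21,"dy":-14,"dz":3,"ax":0,"ay":0,"az":0.016,"hand":0},
    {"dx":11,"dy":-8,"dz":2,"ax":0,"ay":0,"az":0.016,"hand":0},
  ],
)

```text
clock: 10.6
ee_pos: [450.8, 106.9, 195.1]
tcp_rot: [[0.403, 0.915, -0.002], [0.915, -0.403, 0.0], [-0.001, -0.002, -1.0]]
ft_force: [0.1, -0.8, -0.2]
width: -0.3
```

```bash
python3 plan.py 454 103 80 -24 10
```

```text
t 10.6 j [-48.  13.  33. 117.  -9.  53. -33.] from [450.8 106.9 195.1] yaw -23.8 turn 0.0 tilt [-0.0019  0.0002]
-0 0 6 -0
-0 1 10 -0
-1 0 14 -0
0 1 14 -0
-0 0 14 -0
-0 1 13 -0
-1 1 14 -0
0 0 14 -0
-0 0 11 -0
-0 1 5 -0
end [454.3 103.1  80.1]
```

>>> arm_command(
  series=[
    {"dx":0,"dy":0,"dz":6,"ax":0,"ay":0,"az":0,"hand":0},
    {"dx":0,"dy":1,"dz":10,"ax":0,"ay":0,"az":0,"hand":0},
    {"dx":-1,"dy":0,"dz":14,"ax":0,"ay":0,"az":0,"hand":0},
    {"dx":0,"dy":1,"dz":14,"ax":0,"ay":0,"az":0,"hand":0},
    {"dx":0,"dy":0,"dz":14,"ax":0,"ay":0,"az":0,"hand":0},
    {"dx":0,"dy":1,"dz":13,"ax":0,"ay":0,"az":0,"hand":0},
    {"dx":-1,"dy":1,"dz":14,"ax":0,"ay":0,"az":0,"hand":0},
    {"dx":0,"dy":0,"dz":14,"ax":0,"ay":0,"az":0,"hand":0},
    {"dx":0,"dy":0,"dz":11,"ax":0,"ay":0,"az":0,"hand":0},
    {"dx":0,"dy":1,"dz":5,"ax":0,"ay":0,"az":0,"hand":0},
  ],
)

```text
clock: 11.43
ee_pos: [455.2, 97.4, 79.3]
tcp_rot: [[0.408, 0.913, -0.002], [0.913, -0.408, -0.002], [-0.003, -0.001, -1.0]]
ft_force: [-0.3, 0.3, 0.4]
width: 0.1
```

>>> arm_command(
  series=[
    {"dx":-4,"dy":0,"dz":0,"ax":0,"ay":0,"az":-0.03,"hand":0},
    {"dx":-6.5,"dy":0.2,"dz":0,"ax":0,"ay":0,"az":-0.052,"hand":0},
    {"dx":-6.5,"dy":0.2,"dz":0,"ax":0,"ay":0,"az":-0.052,"hand":0},
    {"dx":-6.5,"dy":0.2,"dz":0,"ax":0,"ay":0,"az":-0.052,"hand":0},
    {"dx":-6.5,"dy":0.2,"dz":0,"ax":0,"ay":0,"az":-0.052,"hand":0},
    {"dx":-6.5,"dy":0.2,"dz":0,"ax":0,"ay":0,"az":-0.052,"hand":0},
    {"dx":-6.5,"dy":0.2,"dz":0,"ax":0,"ay":0,"az":-0.052,"hand":0},
    {"dx":-6.5,"dy":0.2,"dz":0,"ax":0,"ay":0,"az":-0.052,"hand":0},
    {"dx":-6.5,"dy":0.2,"dz":0,"ax":0,"ay":0,"az":-0.052,"hand":0},
    {"dx":-6.5,"dy":0.2,"dz":0,"ax":0,"ay":0,"az":-0.052,"hand":0},
  ],
)

```text
clock: 12.27
ee_pos: [446.6, 37.9, 81.3]
tcp_rot: [[-0.082, 0.997, 0.001], [0.997, 0.082, 0.0], [0.0, 0.001, -1.0]]
ft_force: [1.8, 4.5, -0.3]
width: 0.1
```

>>> arm_command(
  series=[
    {"dx":-6.5,"dy":0.2,"dz":0,"ax":0,"ay":0,"az":-0.052,"hand":0},
    {"dx":-6.5,"dy":0.2,"dz":0,"ax":0,"ay":0,"az":-0.052,"hand":0},
    {"dx":-6.5,"dy":0.2,"dz":0,"ax":0,"ay":0,"az":-0.052,"hand":0},
    {"dx":-6.5,"dy":0.2,"dz":0,"ax":0,"ay":0,"az":-0.052,"hand":0},
    {"dx":-6.5,"dy":0.2,"dz":0,"ax":0,"ay":0,"az":-0.052,"hand":0},
    {"dx":-6.5,"dy":0.2,"dz":0,"ax":0,"ay":0,"az":-0.052,"hand":0},
    {"dx":-4,"dy":0,"dz":0,"ax":0,"ay":0,"az":-0.03,"hand":0},
    {"dx":0,"dy":0,"dz":0,"ax":0,"ay":0,"az":0,"hand":0},
    {"dx":0,"dy":-5,"dz":0,"ax":0,"ay":0,"az":0,"hand":0},
    {"dx":0,"dy":-10,"dz":0,"ax":0,"ay":0,"az":0,"hand":0},
  ],
)

```text
clock: 13.1
ee_pos: [443.2, -9.1, 81.1]
tcp_rot: [[-0.409, 0.913, 0.001], [0.913, 0.409, -0.0], [-0.0, 0.0, -1.0]]
ft_force: [-0.9, -0.2, -1.3]
width: 0.0
```

```bash
python3 plan.py 430 -10 220 nan 1; python3 - <<'E'
from workcell import bot
import cv2,numpy as np
c=bot.calibration("top");p,d=bot.capture("top");cv2.imwrite("pics/t8.png",p[:,:,::-1]);np.savez("t8.npz",p=p,d=d,**c)
c=bot.calibration("scene");p,d=bot.capture("scene");cv2.imwrite("pics/s8.png",p[:,:,::-1]);np.savez("s8.npz",p=p,d=d,**c)
E
```

```text
t 13.1 j [-18.  20.  16. 125.  -9.  35.  28.] from [443.2  -9.1  81.1] yaw 24.1 turn 0.0 tilt [ 0.0005 -0.    ]
5 -12 -139 -0
end [430.1  -9.5 220.1]
```

View pics/s8.png

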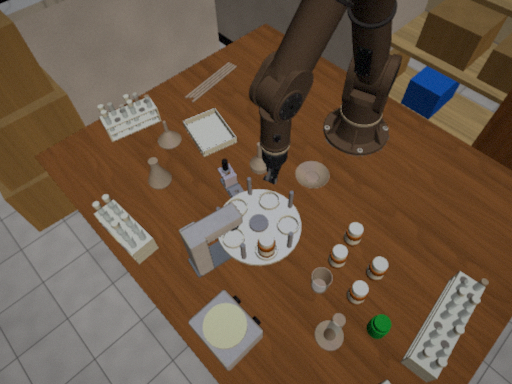

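The turntable has swung on: the measured jar is now at px (266,246), clear of the head, and the pin still stands in the fork at (225,168). Raising the arm, then measuring.

>>> arm_command(
  series=[
    {"dx":0,"dy":-6,"dz":-5,"ax":0,"ay":0,"az":0,"hand":30},
    {"dx":0,"dy":-5,"dz":-12,"ax":0,"ay":0,"az":0,"hand":60},
    {"dx":0,"dy":0,"dz":-18,"ax":0,"ay":0,"az":0,"hand":85},
    {"dx":0,"dy":0,"dz":-20,"ax":0,"ay":0,"az":0,"hand":85},
    {"dx":0,"dy":0,"dz":-20,"ax":0,"ay":0,"az":0,"hand":85},
    {"dx":0,"dy":0,"dz":-20,"ax":0,"ay":0,"az":0,"hand":85},
    {"dx":0,"dy":0,"dz":-20,"ax":0,"ay":0,"az":0,"hand":85},
    {"dx":0,"dy":0,"dz":-16,"ax":0,"ay":0,"az":0,"hand":85},
    {"dx":0,"dy":0,"dz":-10,"ax":0,"ay":0,"az":0,"hand":85},
    {"dx":0,"dy":0,"dz":-5,"ax":0,"ay":0,"az":0,"hand":85},
  ],
)

```text
clock: 14.03
ee_pos: [433.3, -13.4, 229.0]
tcp_rot: [[-0.41, 0.912, 0.003], [0.912, 0.41, 0.001], [-0.0, 0.003, -1.0]]
ft_force: [-0.4, -0.7, -0.5]
width: 85.3
```

```bash
cat > look.py <<'E'
import sys
from workcell import bot
from h import *
from scipy.optimize import least_squares
h0=np.array([567.9,52.]);tag=sys.argv[1]
for n in("top","scene"):
    c=bot.calibration(n);p,d=bot.capture(n);cv2.imwrite(f"pics/{n}{tag}.png",p[:,:,::-1]);np.savez(f"{n}{tag}.npz",p=p,d=d,**c)
    W=cloud(d,c);x,y,z=W[...,0],W[...,1],W[...,2];hsv=cv2.cvtColor(p,cv2.COLOR_RGB2HSV);r=np.hypot(x-h0[0],y-h0[1])
    white=(hsv[...,1]<70)&(hsv[...,2]>120)
    def comp(m,lo,hi,t,f=None):
        k,l,s,ce=cv2.connectedComponentsWithStats(m.astype(np.uint8))
        for i in range(1,k):
            if lo<s[i,4]<hi:
                Q=W[l==i];q=Q.mean(0);a=np.degrees(np.arctan2(q[1]-h0[1],q[0]-h0[0]));print(n,t,ce[i],s[i,4],q,"r,a",np.round([np.hypot(*(q[:2]-h0)),a,],1),"mod72",round((a-(-9.8+36)+36)%72-36,1))
    comp((r>105)&(r<135)&(z>112)&(z<130),4,60,"post")
    comp((r<130)&(z>106)&(z<120)&white,50,400,"jar-on-disc")
    comp((r>150)&(z>66)&(z<86)&white&(x>250)&(x<640)&(y>180)&(y<560),60,400,"jar-on-table")
    m=(np.hypot(x-416,y+378)<90)&(z>70)&(z<90)&white;comp(m,40,400,"jar-in-tray")
    m=(np.hypot(x-509,y+171)<30)&(z>92)&(z<112)&(hsv[...,2]<80);comp(m,3,400,"pin")
E
python3 look.py 9
```

```text
top post [226.1 136.5] 24 [674.6 106.3 122.2] r,a [119.7  27. ] mod72 0.8
top post [274.1 143.1] 22 [652.3 -31.9 122.3] r,a [119.  -44.8] mod72 1.0
top post [211.9 156.6] 29 [617.8 148.5 114.5] r,a [108.7  62.7] mod72 -35.5
top post [203.9 179.5] 22 [549.6 170.1 121.1] r,a [119.5  98.8] mod72 0.6
top post [237.6 213.8] 9 [450.1  74.4 122. ] r,a [120.  169.2] mod72 -1.0
top jar-on-disc [216.9 159.3] 184 [609.8 133.8 113.9] r,a [91.9 62.9] mod72 -35.3
top jar-on-table [128.2 193.8] 176 [518.7 403.6  75.9] r,a [355.  98.] mod72 -0.2
top jar-on-table [164.  208.2] 186 [473.9 295.1  75.9] r,a [260.7 111.1] mod72 12.9
top jar-on-table [128.2 226.3] 185 [421.8 399.8  75.9] r,a [377.3 112.8] mod72 14.6
top jar-on-table [168.1 239.6] 190 [381.7 281.1  75.8] r,a [295.2 129.1] mod72 30.9
top pin [323.1 192.8] 32 [ 508.3 -169.7  104.4] r,a [ 229.6 -105.1] mod72 12.7
scene post [247.4 179.5] 22 [512.5 -54.  121.6] r,a [ 119.6 -117.6] mod72 0.2
scene post [290.5 191.5] 20 [449.1  71.5 122.2] r,a [120.4 170.7] mod72 0.5
scene post [217.4 208.4] 5 [648.9 -38.1 123.8] r,a [121.1 -48. ] mod72 -2.2
scene post [291.8 232.4] 25 [548.3 170.5 122.1] r,a [120.1  99.4] mod72 1.2
scene post [269.6 243.6] 27 [615.8 148.4 114.8] r,a [107.7  63.6] mod72 -34.6
scene post [244.1 245.7] 24 [673.9 106.  122.5] r,a [119.  27.] mod72 0.8
scene jar-on-disc [267.6 238.8] 188 [609.2 134.  115. ] r,a [91.8 63.3] mod72 -34.9
scene jar-on-table [356.  228.3] 166 [380.8 281.6  76.8] r,a [296.2 129.2] mod72 31.0
scene jar-on-table [340.1 251. ] 180 [472.8 295.4  76.7] r,a [261.3 111.3] mod72 13.1
scene jar-on-table [380.3 263.3] 191 [420.7 399.5  76.8] r,a [377.4 113. ] mod72 14.8
scene jar-on-table [360.3 287.8] 205 [518.7 403.8  76.9] r,a [355.2  98. ] mod72 -0.2
scene pin [224.4 161.6] 36 [ 509.1 -169.9  103.3] r,a [ 229.6 -104.9] mod72 12.9
```

```bash
python3 plan.py 609.5 134 215 63 10
```

```text
t 14.1333 j [-22.   7.  19. 117.  -3.  57.  22.] from [433.2 -13.4 228. ] yaw 24.2 turn 38.8 tilt [0.0016 0.0005]
3 11 1 -0.068
4 20 1 -0.068
4 27 1 -0.068
2 28 2 -0.068
0 28 2 -0.068
-2 27 1 -0.068
-3 28 2 -0.068
-6 27 2 -0.068
-6 20 1 -0.068
-3 10 0 -0.068
end [609.1 133.8 215.4]
```

>>> arm_command(
  series=[
    {"dx":3,"dy":11,"dz":1,"ax":0,"ay":0,"az":-0.068,"hand":85},
    {"dx":4,"dy":20,"dz":1,"ax":0,"ay":0,"az":-0.068,"hand":85},
    {"dx":4,"dy":27,"dz":1,"ax":0,"ay":0,"az":-0.068,"hand":85},
    {"dx":2,"dy":28,"dz":2,"ax":0,"ay":0,"az":-0.068,"hand":85},
    {"dx":0,"dy":28,"dz":2,"ax":0,"ay":0,"az":-0.068,"hand":85},
    {"dx":-2,"dy":27,"dz":1,"ax":0,"ay":0,"az":-0.068,"hand":85},
    {"dx":-3,"dy":28,"dz":2,"ax":0,"ay":0,"az":-0.068,"hand":85},
    {"dx":-6,"dy":27,"dz":2,"ax":0,"ay":0,"az":-0.068,"hand":85},
    {"dx":-6,"dy":20,"dz":1,"ax":0,"ay":0,"az":-0.068,"hand":85},
    {"dx":-3,"dy":10,"dz":0,"ax":0,"ay":0,"az":-0.068,"hand":85},
  ],
)

```text
clock: 14.97
ee_pos: [609.8, 135.8, 212.2]
tcp_rot: [[-0.894, 0.447, -0.002], [0.447, 0.894, 0.0], [0.002, -0.001, -1.0]]
ft_force: [-0.3, 0.7, -0.5]
width: 84.9
```

```bash
python3 plan.py 609.5 134 100 63 9; python3 - <<'E'
from workcell import bot
import cv2,numpy as np
p,d=bot.capture("wrist");cv2.imwrite("pics/w9.png",p[:,:,::-1])
E
```

```text
t 14.9667 j [-24.  26.   9.  92.  -5.  63.  50.] from [609.8 135.8 212.2] yaw 63.4 turn 0.0 tilt [-0.0019  0.    ]
-0 -0 6 -0
-0 -0 12 -0
-0 -0 15 -0
-0 -1 15 -0
-0 0 16 -0
-1 -0 15 -0
0 -0 15 -0
0 -1 12 -0
0 0 6 -0
end [609.6 133.6 100.2]
```

View pics/w9.png

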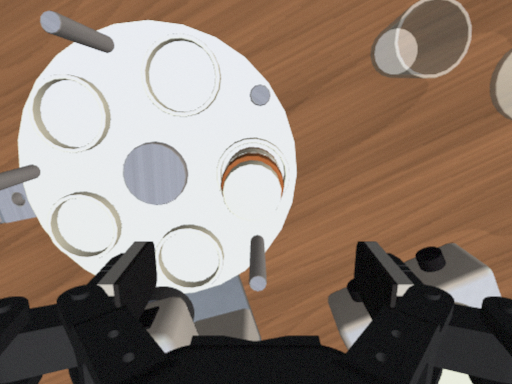

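>>> arm_command(
  series=[
    {"dx":0,"dy":0,"dz":6,"ax":0,"ay":0,"az":0,"hand":85},
    {"dx":0,"dy":0,"dz":12,"ax":0,"ay":0,"az":0,"hand":85},
    {"dx":0,"dy":0,"dz":15,"ax":0,"ay":0,"az":0,"hand":85},
    {"dx":0,"dy":-1,"dz":15,"ax":0,"ay":0,"az":0,"hand":85},
    {"dx":0,"dy":0,"dz":15,"ax":0,"ay":0,"az":0,"hand":85},
    {"dx":-1,"dy":0,"dz":15,"ax":0,"ay":0,"az":0,"hand":85},
    {"dx":0,"dy":0,"dz":12,"ax":0,"ay":0,"az":0,"hand":85},
    {"dx":0,"dy":-1,"dz":8,"ax":0,"ay":0,"az":0,"hand":85},
    {"dx":0,"dy":0,"dz":3,"ax":0,"ay":0,"az":0,"hand":85},
    {"dx":0,"dy":0,"dz":0,"ax":0,"ay":0,"az":0,"hand":85},
  ],
)

```text
clock: 15.85
ee_pos: [608.3, 130.9, 112.6]
tcp_rot: [[-0.892, 0.453, -0.001], [0.453, 0.892, -0.001], [0.001, -0.001, -1.0]]
ft_force: [-0.4, 0.6, -0.4]
width: 85.1
```

```bash
python3 plan.py 609.5 134 61 63 6; python3 - <<'E'
from workcell import bot
import cv2,numpy as np
p,d=bot.capture("wrist");cv2.imwrite("pics/w10.png",p[:,:,::-1])
E
```

```text
t 15.85 j [-23.  31.   8.  99.  -6.  51.  51.] from [608.3 130.9 112.6] yaw 63.1 turn 0.0 tilt [-0.0013 -0.0006]
0 0 5 -0
0 1 9 -0
0 1 12 -0
0 0 12 -0
0 1 9 -0
0 0 5 -0
end [609.6 133.5  60.6]
```

View pics/w10.png

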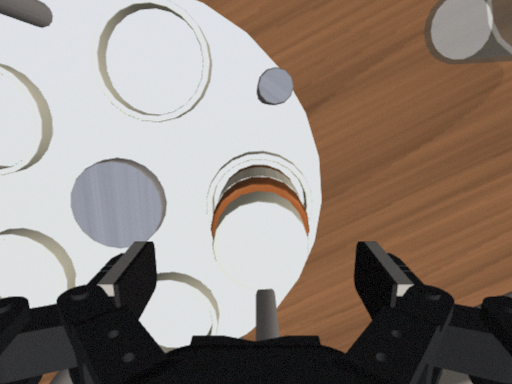

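>>> arm_command(
  series=[
    {"dx":0,"dy":0,"dz":5,"ax":0,"ay":0,"az":0,"hand":85},
    {"dx":0,"dy":1,"dz":9,"ax":0,"ay":0,"az":0,"hand":85},
    {"dx":0,"dy":1,"dz":11,"ax":0,"ay":0,"az":0,"hand":85},
    {"dx":0,"dy":0,"dz":12,"ax":0,"ay":0,"az":0,"hand":85},
    {"dx":0,"dy":1,"dz":9,"ax":0,"ay":0,"az":0,"hand":85},
    {"dx":0,"dy":0,"dz":5,"ax":0,"ay":0,"az":0,"hand":85},
    {"dx":0,"dy":0,"dz":0,"ax":0,"ay":0,"az":0,"hand":85},
    {"dx":0,"dy":0,"dz":0,"ax":0,"ay":0,"az":0,"hand":75},
    {"dx":0,"dy":0,"dz":0,"ax":0,"ay":0,"az":0,"hand":65},
    {"dx":0,"dy":0,"dz":0,"ax":0,"ay":0,"az":0,"hand":58},
  ],
)

```text
clock: 16.73
ee_pos: [610.7, 134.1, 62.9]
tcp_rot: [[-0.892, 0.452, 0.001], [0.452, 0.892, 0.0], [-0.001, 0.001, -1.0]]
ft_force: [-0.4, 1.2, 0.2]
width: 58.4
```

>>> arm_command(
  series=[
    {"dx":0,"dy":0,"dz":0,"ax":0,"ay":0,"az":0,"hand":54},
    {"dx":0,"dy":0,"dz":0,"ax":0,"ay":0,"az":0,"hand":50},
    {"dx":0,"dy":0,"dz":0,"ax":0,"ay":0,"az":0,"hand":45},
    {"dx":0,"dy":0,"dz":0,"ax":0,"ay":0,"az":0,"hand":40},
    {"dx":0,"dy":0,"dz":0,"ax":0,"ay":0,"az":0,"hand":40},
    {"dx":0,"dy":0,"dz":0,"ax":0,"ay":0,"az":0,"hand":40},
    {"dx":0,"dy":0,"dz":0,"ax":0,"ay":0,"az":0,"hand":40},
    {"dx":0,"dy":0,"dz":-1,"ax":0,"ay":0,"az":0,"hand":40},
    {"dx":0,"dy":0,"dz":-2,"ax":0,"ay":0,"az":0,"hand":40},
    {"dx":0,"dy":0,"dz":-3,"ax":0,"ay":0,"az":0,"hand":40},
  ],
)

```text
clock: 17.57
ee_pos: [609.9, 134.2, 68.1]
tcp_rot: [[-0.892, 0.452, -0.001], [0.452, 0.892, 0.0], [0.001, -0.0, -1.0]]
ft_force: [-0.4, -0.1, -2.0]
width: 51.0
```

>>> arm_command(
  series=[
    {"dx":0,"dy":0,"dz":-8,"ax":0,"ay":0,"az":0,"hand":40},
    {"dx":0,"dy":0,"dz":-14,"ax":0,"ay":0,"az":0,"hand":40},
    {"dx":0,"dy":0,"dz":-20,"ax":0,"ay":0,"az":0,"hand":40},
    {"dx":0,"dy":0,"dz":-22,"ax":0,"ay":0,"az":0,"hand":40},
    {"dx":0,"dy":0,"dz":-22,"ax":0,"ay":0,"az":0,"hand":40},
    {"dx":0,"dy":0,"dz":-22,"ax":0,"ay":0,"az":0,"hand":40},
    {"dx":0,"dy":0,"dz":-22,"ax":0,"ay":0,"az":0,"hand":40},
    {"dx":0,"dy":0,"dz":-20,"ax":0,"ay":0,"az":0,"hand":40},
    {"dx":0,"dy":0,"dz":-14,"ax":0,"ay":0,"az":0,"hand":40},
    {"dx":0,"dy":0,"dz":-6,"ax":0,"ay":0,"az":0,"hand":40},
  ],
)

```text
clock: 18.4
ee_pos: [611.2, 134.3, 241.4]
tcp_rot: [[-0.892, 0.452, 0.004], [0.452, 0.892, 0.001], [-0.003, 0.003, -1.0]]
ft_force: [-0.5, 0.8, -1.0]
width: 50.8
```

```bash
python3 plan.py 416 -378 235 -13 20; python3 - <<'E'
from workcell import bot
import cv2,numpy as np
p,d=bot.capture("scene");cv2.imwrite("pics/s11.png",p[:,:,::-1])
E
```

```text
t 18.4 j [-24.  24.  10.  90.  -4.  66.  50.] from [611.2 134.3 241.4] yaw 63.1 turn -76.1 tilt [0.0036 0.0013]
-1 -12 0 0.066
-4 -22 0 0.066
-7 -29 1 0.066
-9 -29 -0 0.066
-11 -28 0 0.066
-12 -27 0 0.066
-15 -26 1 0.066
-16 -25 -0 0.066
-18 -25 0 0.066
-19 -23 1 0.066
-21 -21 -0 0.066
-22 -20 0 0.066
-23 -19 0 0.066
-25 -17 1 0.066
-25 -16 -0 0.066
-27 -13 0 0.066
-28 -12 0 0.066
-28 -10 1 0.066
-21 -7 -0 0.066
-12 -2 0 0.066
end [ 416.1 -377.9  235. ]
```

View pics/s11.png

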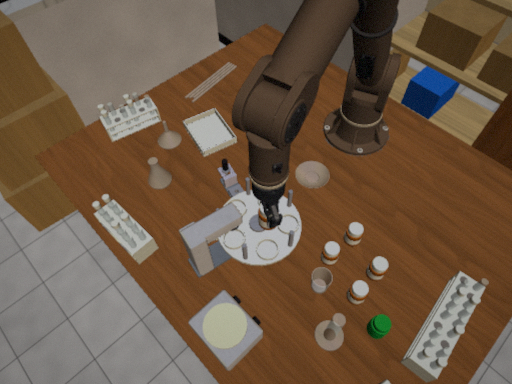

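The jar is held. One waiting jar has been knocked aside (it was at (340,251), now at (331,250)), so I'll re-measure it later. On to the tray.

>>> arm_command(
  series=[
    {"dx":-1,"dy":-12,"dz":0,"ax":0,"ay":0,"az":0.066,"hand":40},
    {"dx":-4,"dy":-22,"dz":0,"ax":0,"ay":0,"az":0.066,"hand":40},
    {"dx":-7,"dy":-29,"dz":0,"ax":0,"ay":0,"az":0.066,"hand":40},
    {"dx":-9,"dy":-29,"dz":0,"ax":0,"ay":0,"az":0.066,"hand":40},
    {"dx":-11,"dy":-28,"dz":0,"ax":0,"ay":0,"az":0.066,"hand":40},
    {"dx":-12,"dy":-27,"dz":0,"ax":0,"ay":0,"az":0.066,"hand":40},
    {"dx":-15,"dy":-26,"dz":0,"ax":0,"ay":0,"az":0.066,"hand":40},
    {"dx":-16,"dy":-25,"dz":0,"ax":0,"ay":0,"az":0.066,"hand":40},
    {"dx":-18,"dy":-25,"dz":0,"ax":0,"ay":0,"az":0.066,"hand":40},
    {"dx":-19,"dy":-23,"dz":0,"ax":0,"ay":0,"az":0.066,"hand":40},
  ],
)

```text
clock: 19.28
ee_pos: [511.0, -123.6, 237.6]
tcp_rot: [[-0.425, 0.905, -0.001], [0.905, 0.425, 0.0], [0.001, -0.001, -1.0]]
ft_force: [0.3, 0.3, -1.6]
width: 50.9
```

>>> arm_command(
  series=[
    {"dx":-21,"dy":-21,"dz":0,"ax":0,"ay":0,"az":0.066,"hand":40},
    {"dx":-22,"dy":-20,"dz":0,"ax":0,"ay":0,"az":0.066,"hand":40},
    {"dx":-23,"dy":-19,"dz":0,"ax":0,"ay":0,"az":0.066,"hand":40},
    {"dx":-25,"dy":-17,"dz":1,"ax":0,"ay":0,"az":0.066,"hand":40},
    {"dx":-25,"dy":-16,"dz":0,"ax":0,"ay":0,"az":0.066,"hand":40},
    {"dx":-27,"dy":-13,"dz":0,"ax":0,"ay":0,"az":0.066,"hand":40},
    {"dx":-28,"dy":-12,"dz":0,"ax":0,"ay":0,"az":0.066,"hand":40},
    {"dx":-28,"dy":-10,"dz":1,"ax":0,"ay":0,"az":0.066,"hand":40},
    {"dx":-21,"dy":-7,"dz":0,"ax":0,"ay":0,"az":0.066,"hand":40},
    {"dx":-12,"dy":-2,"dz":0,"ax":0,"ay":0,"az":0.066,"hand":40},
  ],
)

```text
clock: 20.12
ee_pos: [412.6, -380.9, 235.7]
tcp_rot: [[0.223, 0.975, -0.002], [0.975, -0.223, -0.001], [-0.001, -0.001, -1.0]]
ft_force: [0.9, 0.1, -1.5]
width: 51.2
```

```bash
python3 plan.py 416 -378 60 nan 10; python3 - <<'E'
from workcell import bot
import cv2,numpy as np
p,d=bot.capture("wrist");cv2.imwrite("pics/w12.png",p[:,:,::-1])
E
```

```text
t 20.1167 j [ 11.  21.  36. 101. -13.  63.  38.] from [ 412.6 -380.9  235.7] yaw -12.9 turn 0.0 tilt [-0.0017 -0.0007]
0 0 8 -0
1 0 16 -0
-0 1 22 -0
0 0 21 -0
1 0 21 -0
0 1 21 -0
1 0 21 -0
0 1 21 -0
1 -0 16 -0
-0 -0 9 -0
end [ 416.1 -377.8   59.7]
```

View pics/w12.png

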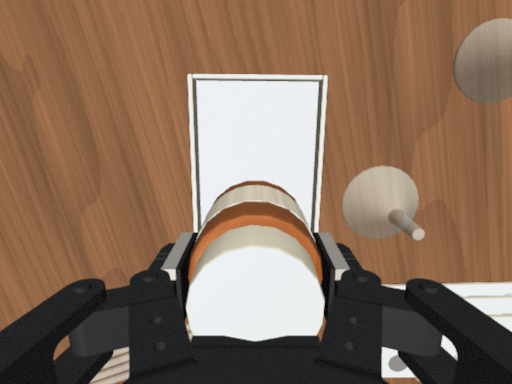

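The held jar is centred over the tray (tray columns 190–326, jar at 256). Lowering.

>>> arm_command(
  series=[
    {"dx":0,"dy":0,"dz":8,"ax":0,"ay":0,"az":0,"hand":40},
    {"dx":1,"dy":0,"dz":16,"ax":0,"ay":0,"az":0,"hand":40},
    {"dx":0,"dy":1,"dz":22,"ax":0,"ay":0,"az":0,"hand":40},
    {"dx":0,"dy":0,"dz":21,"ax":0,"ay":0,"az":0,"hand":40},
    {"dx":1,"dy":0,"dz":21,"ax":0,"ay":0,"az":0,"hand":40},
    {"dx":0,"dy":1,"dz":21,"ax":0,"ay":0,"az":0,"hand":40},
    {"dx":1,"dy":0,"dz":21,"ax":0,"ay":0,"az":0,"hand":40},
    {"dx":0,"dy":1,"dz":21,"ax":0,"ay":0,"az":0,"hand":40},
    {"dx":1,"dy":0,"dz":16,"ax":0,"ay":0,"az":0,"hand":40},
    {"dx":0,"dy":0,"dz":9,"ax":0,"ay":0,"az":0,"hand":40},
  ],
)

```text
clock: 21.0
ee_pos: [418.6, -372.1, 57.4]
tcp_rot: [[0.213, 0.977, -0.003], [0.977, -0.213, 0.003], [0.002, -0.003, -1.0]]
ft_force: [-0.8, 0.3, -1.1]
width: 51.1
```

>>> arm_command(
  series=[
    {"dx":0,"dy":0,"dz":6,"ax":0,"ay":0,"az":0,"hand":40},
    {"dx":0,"dy":0,"dz":6,"ax":0,"ay":0,"az":0,"hand":40},
    {"dx":0,"dy":0,"dz":5,"ax":0,"ay":0,"az":0,"hand":40},
    {"dx":0,"dy":0,"dz":4,"ax":0,"ay":0,"az":0,"hand":40},
    {"dx":0,"dy":0,"dz":3,"ax":0,"ay":0,"az":0,"hand":40},
    {"dx":0,"dy":0,"dz":2,"ax":0,"ay":0,"az":0,"hand":40},
    {"dx":0,"dy":0,"dz":1,"ax":0,"ay":0,"az":0,"hand":40},
    {"dx":0,"dy":0,"dz":1,"ax":0,"ay":0,"az":0,"hand":40},
    {"dx":0,"dy":0,"dz":0,"ax":0,"ay":0,"az":0,"hand":40},
    {"dx":0,"dy":0,"dz":0,"ax":0,"ay":0,"az":0,"hand":40},
  ],
)

```text
clock: 21.83
ee_pos: [419.1, -375.0, 32.5]
tcp_rot: [[0.216, 0.976, 0.0], [0.976, -0.216, -0.0], [-0.0, 0.0, -1.0]]
ft_force: [0.1, -0.3, -2.0]
width: 50.9
```

>>> arm_command(
  series=[
    {"dx":0,"dy":0,"dz":1,"ax":0,"ay":0,"az":0,"hand":40},
    {"dx":0,"dy":0,"dz":1,"ax":0,"ay":0,"az":0,"hand":40},
    {"dx":0,"dy":0,"dz":0.5,"ax":0,"ay":0,"az":0,"hand":40},
    {"dx":0,"dy":0,"dz":0.5,"ax":0,"ay":0,"az":0,"hand":40},
    {"dx":0,"dy":0,"dz":0,"ax":0,"ay":0,"az":0,"hand":40},
    {"dx":0,"dy":0,"dz":0,"ax":0,"ay":0,"az":0,"hand":40},
    {"dx":0,"dy":0,"dz":0,"ax":0,"ay":0,"az":0,"hand":40},
    {"dx":0,"dy":0,"dz":0,"ax":0,"ay":0,"az":0,"hand":40},
    {"dx":0,"dy":0,"dz":0,"ax":0,"ay":0,"az":0,"hand":40},
    {"dx":0,"dy":0,"dz":0,"ax":0,"ay":0,"az":0,"hand":40},
  ],
)

```text
clock: 22.67
ee_pos: [419.1, -374.9, 30.1]
tcp_rot: [[0.216, 0.976, 0.001], [0.976, -0.216, 0.0], [0.0, 0.001, -1.0]]
ft_force: [-2.2, 2.2, 10.6]
width: 51.1
```

Contact: about 10 N upward. Release and rise.

>>> arm_command(
  series=[
    {"dx":0,"dy":0,"dz":-0.5,"ax":0,"ay":0,"az":0,"hand":53},
    {"dx":0,"dy":0,"dz":0,"ax":0,"ay":0,"az":0,"hand":56},
    {"dx":0,"dy":0,"dz":0,"ax":0,"ay":0,"az":0,"hand":62},
    {"dx":0,"dy":0,"dz":0,"ax":0,"ay":0,"az":0,"hand":72},
    {"dx":0,"dy":0,"dz":0,"ax":0,"ay":0,"az":0,"hand":72},
    {"dx":0,"dy":0,"dz":-4,"ax":0,"ay":0,"az":0,"hand":72},
    {"dx":0,"dy":0,"dz":-10,"ax":0,"ay":0,"az":0,"hand":72},
    {"dx":0,"dy":0,"dz":-20,"ax":0,"ay":0,"az":0,"hand":72},
    {"dx":0,"dy":0,"dz":-28,"ax":0,"ay":0,"az":0,"hand":72},
    {"dx":0,"dy":0,"dz":-35,"ax":0,"ay":0,"az":0,"hand":80},
  ],
)

```text
clock: 23.5
ee_pos: [418.0, -374.2, 127.3]
tcp_rot: [[0.217, 0.976, -0.003], [0.976, -0.217, 0.001], [0.001, -0.003, -1.0]]
ft_force: [0.9, 0.5, -0.4]
width: 79.5
```

>>> arm_command(
  series=[
    {"dx":0,"dy":0,"dz":-35,"ax":0,"ay":0,"az":0,"hand":80},
    {"dx":0,"dy":0,"dz":-32,"ax":0,"ay":0,"az":0,"hand":80},
    {"dx":0,"dy":0,"dz":-22,"ax":0,"ay":0,"az":0,"hand":80},
    {"dx":0,"dy":0,"dz":-12,"ax":0,"ay":0,"az":0,"hand":80},
    {"dx":0,"dy":0,"dz":-5,"ax":0,"ay":0,"az":0,"hand":80},
    {"dx":0,"dy":0,"dz":0,"ax":0,"ay":0,"az":0,"hand":80},
    {"dx":0,"dy":0,"dz":0,"ax":0,"ay":0,"az":0,"hand":80},
    {"dx":0,"dy":0,"dz":0,"ax":0,"ay":0,"az":0,"hand":80},
    {"dx":0,"dy":0,"dz":0,"ax":0,"ay":0,"az":0,"hand":80},
    {"dx":0,"dy":0,"dz":0,"ax":0,"ay":0,"az":0,"hand":80},
  ],
)

```text
clock: 24.33
ee_pos: [418.6, -374.6, 231.9]
tcp_rot: [[0.217, 0.976, -0.002], [0.976, -0.217, 0.001], [0.0, -0.002, -1.0]]
ft_force: [-1.0, 0.0, -0.7]
width: 80.0
```

```bash
python3 - <<'E'
from workcell import bot
import cv2,numpy as np
p,d=bot.capture("wrist");cv2.imwrite("pics/w13.png",p[:,:,::-1])
E
python3 look.py 13
```

```text
top post [226.1 136.5] 22 [675.2 106.5 121. ] r,a [120.4  26.9] mod72 0.7
top post [274.1 143.1] 20 [652.3 -31.9 122.7] r,a [119.1 -44.8] mod72 1.0
top post [203.8 179.2] 19 [550.3 170.  122.1] r,a [119.3  98.5] mod72 0.3
top post [282.8 190.8] 19 [513.  -53.8 122.1] r,a [ 119.2 -117.4] mod72 0.4
top post [238.6 213.7] 18 [450.2  71.7 121.3] r,a [119.3 170.5] mod72 0.3
top jar-on-table [128.1 193.8] 177 [518.6 404.1  75.8] r,a [355.5  98. ] mod72 -0.2
top jar-on-table [171.5 205.1] 184 [482.8 273.2  75.9] r,a [237. 111.] mod72 12.8
top jar-on-table [128.1 226.4] 182 [421.7 400.1  76.1] r,a [377.5 112.8] mod72 14.6
top jar-on-table [168.  239.6] 188 [381.6 281.4  75.7] r,a [295.5 129.1] mod72 30.9
top jar-in-tray [392.7 222.8] 202 [ 421.3 -370.1   80.2] r,a [ 446.8 -109.2] mod72 8.6
top pin [323. 193.] 35 [ 507.9 -169.6  103.2] r,a [ 229.5 -105.2] mod72 12.6
scene post [247.5 179.6] 21 [512.2 -54.  120.7] r,a [ 119.7 -117.7] mod72 0.1
scene post [290.4 191.6] 21 [449.2  71.4 121.5] r,a [120.3 170.7] mod72 0.5
scene post [217.4 208.4] 5 [649.1 -37.7 124.5] r,a [121.  -47.8] mod72 -2.0
scene post [291.8 232.5] 24 [548.2 170.6 121.8] r,a [120.2  99.4] mod72 1.2
scene post [244.1 245.6] 27 [673.9 105.7 122.5] r,a [118.8  26.9] mod72 0.7
scene jar-on-table [356.  228.4] 167 [380.9 281.7  76.5] r,a [296.2 129.1] mod72 30.9
scene jar-on-table [332.1 248. ] 180 [482.1 273.1  76.7] r,a [237.2 111.2] mod72 13.0
scene jar-on-table [380.4 263.3] 189 [420.5 399.5  76.9] r,a [377.5 113. ] mod72 14.8
scene jar-on-table [360.2 287.7] 209 [518.5 403.4  76.9] r,a [354.8  98. ] mod72 -0.2
scene jar-in-tray [207.3 121. ] 108 [ 420.2 -370.2   80.8] r,a [ 447.3 -109.3] mod72 8.5
scene pin [224.4 161.5] 36 [ 509.  -169.9  103.6] r,a [ 229.6 -104.9] mod72 12.9
```

View pics/w13.png

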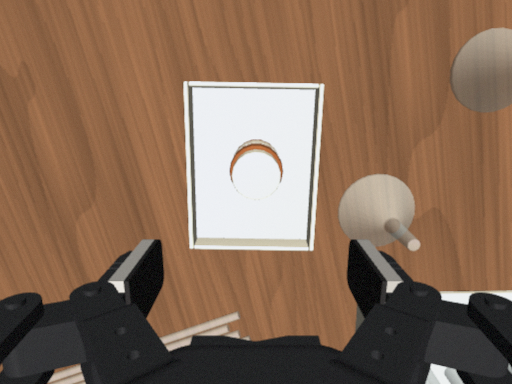

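View pics/top13.png

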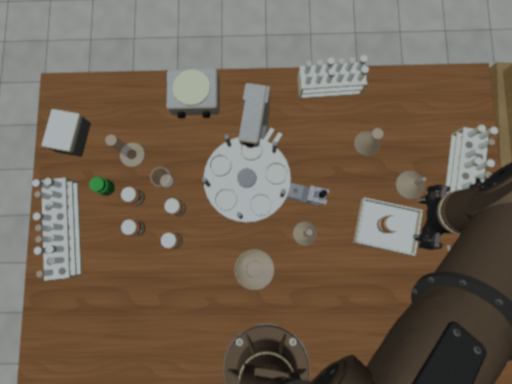

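```bash
python3 - <<'E'
from workcell import bot
from h import *
c=bot.calibration("wrist");p,d=bot.capture("wrist");W=cloud(d,c);x,y,z=W[...,0],W[...,1],W[...,2]
m=(np.hypot(x-419,y+372)<45)&(z>72)&(z<90)&(p.min(2)>150);print(m.sum(),W[m].mean(0),(W[m].min(0)+W[m].max(0))/2)
k,l,s,ce=cv2.connectedComponentsWithStats(m.astype(np.uint8));i=1+np.argmax(s[1:,4]);print(ce[i],s[i],ray(*ce[i],81,c))
m=(np.hypot(x-416,y+378)<130)&(z>24)&(z<36);print("wall",cv2.minAreaRect(W[m][:,:2].astype(np.float32)))
E
```

```text
1853 [ 419.3 -371.9   80.4] [ 419.  -372.9   77.6]
[255.1 174.3] [ 231  150   49   49 1853] [ 419.4 -371.7   81. ]
wall ((442.29217529296875, -384.6790466308594), (180.20068359375, 199.0099334716797), 76.57081604003906)
```

The measured jar is upright near the tray centre (about (420,-371)). The knocked jar is now at (482,273). I'll pick that one first.

```bash
python3 plan.py 482 273 170 -60 20
```

```text
t 24.5333 j [ 10.  21.  36. 101. -14.  62.  38.] from [ 418.9 -374.8  232.5] yaw -12.5 turn -47.5 tilt [-0.0005  0.0003]
14 -2 1 0.041
26 -4 3 0.041
35 -7 3 0.041
35 -9 4 0.041
34 -10 3 0.041
34 -11 4 0.041
33 -13 3 0.041
32 -14 3 0.041
33 -16 4 0.041
31 -16 3 0.041
31 -18 4 0.041
29 -19 3 0.041
30 -21 4 0.041
28 -22 3 0.041
27 -22 3 0.041
26 -24 4 0.041
26 -25 3 0.041
24 -26 4 0.041
18 -20 2 0.041
8 -11 2 0.041
end [481.9 272.4 169.6]
```

>>> arm_command(
  series=[
    {"dx":14,"dy":-2,"dz":0,"ax":0,"ay":0,"az":0.041,"hand":80},
    {"dx":26,"dy":-4,"dz":0,"ax":0,"ay":0,"az":0.041,"hand":80},
    {"dx":35,"dy":-7,"dz":0,"ax":0,"ay":0,"az":0.041,"hand":80},
    {"dx":35,"dy":-9,"dz":0,"ax":0,"ay":0,"az":0.041,"hand":80},
    {"dx":34,"dy":-10,"dz":0,"ax":0,"ay":0,"az":0.041,"hand":80},
    {"dx":34,"dy":-11,"dz":0,"ax":0,"ay":0,"az":0.041,"hand":80},
    {"dx":33,"dy":-13,"dz":0,"ax":0,"ay":0,"az":0.041,"hand":80},
    {"dx":32,"dy":-14,"dz":0,"ax":0,"ay":0,"az":0.041,"hand":80},
    {"dx":33,"dy":-16,"dz":0,"ax":0,"ay":0,"az":0.041,"hand":80},
    {"dx":31,"dy":-16,"dz":0,"ax":0,"ay":0,"az":0.041,"hand":80},
  ],
)

```text
clock: 25.37
ee_pos: [450.6, -49.2, 233.0]
tcp_rot: [[0.589, 0.808, 0.001], [0.808, -0.589, 0.0], [0.001, 0.0, -1.0]]
ft_force: [1.4, 0.6, -0.2]
width: 79.8
```

>>> arm_command(
  series=[
    {"dx":31,"dy":-18,"dz":0,"ax":0,"ay":0,"az":0.041,"hand":80},
    {"dx":29,"dy":-19,"dz":2,"ax":0,"ay":0,"az":0.041,"hand":80},
    {"dx":30,"dy":-21,"dz":5,"ax":0,"ay":0,"az":0.041,"hand":80},
    {"dx":28,"dy":-22,"dz":8,"ax":0,"ay":0,"az":0.041,"hand":80},
    {"dx":27,"dy":-22,"dz":10,"ax":0,"ay":0,"az":0.041,"hand":80},
    {"dx":26,"dy":-24,"dz":10,"ax":0,"ay":0,"az":0.041,"hand":80},
    {"dx":26,"dy":-25,"dz":10,"ax":0,"ay":0,"az":0.041,"hand":80},
    {"dx":24,"dy":-26,"dz":10,"ax":0,"ay":0,"az":0.041,"hand":80},
    {"dx":18,"dy":-20,"dz":5,"ax":0,"ay":0,"az":0.041,"hand":80},
    {"dx":8,"dy":-11,"dz":2,"ax":0,"ay":0,"az":0.041,"hand":80},
  ],
)

```text
clock: 26.2
ee_pos: [481.3, 276.6, 169.5]
tcp_rot: [[0.86, 0.51, -0.001], [0.51, -0.86, 0.0], [-0.001, -0.001, -1.0]]
ft_force: [0.0, 0.1, -0.1]
width: 80.0
```

```bash
cat > wl.py <<'E'
import sys
from workcell import bot
from h import *
tag=sys.argv[1]
s=bot.observe();c=bot.calibration("wrist");p,d=bot.capture("wrist");cv2.imwrite(f"pics/w{tag}.png",p[:,:,::-1]);np.savez(f"w{tag}.npz",p=p,d=d,**c)
W=cloud(d,c);z=W[...,2];hsv=cv2.cvtColor(p,cv2.COLOR_RGB2HSV);white=(hsv[...,1]<45)&(hsv[...,2]>150)
T=np.array(s['ee_pos']);Rt=np.array(s['tcp_rot'])
for lo,hi in((68,84),(106,122)):
    k,l,st,ce=cv2.connectedComponentsWithStats((white&(z>lo)&(z<hi)).astype(np.uint8))
    for i in range(1,k):
        if 300<st[i,4]<9000:
            q=W[l==i].mean(0);mid=(W[l==i].min(0)+W[l==i].max(0))/2;print("lid",ce[i],st[i],q,"ray",ray(*ce[i],(lo+hi)/2,c)[:2],"tool",Rt.T@(q-T))
# held lid: near the tool
V=(W-T)@Rt
m=white&(np.abs(V[...,0])<35)&(np.abs(V[...,1])<30)&(V[...,2]<-15)&(V[...,2]>-75)
if m.sum()>100:
    Q=V[m];print("held? n",m.sum(),"tool mean",Q.mean(0),"min",Q.min(0),"max",Q.max(0))
E
python3 wl.py 14; python3 plan.py 482.4 273.2 60 -60 10
```

```text
lid [280.3  58.7] [236  12  87  94 854] [569.9 309.6  74.6] ray [570.1 309.8] tool [93.1 16.9 94.9]
lid [117.4  53.8] [  84   19   68   71 3691] [517.7 404.1  75.7] ray [517.8 404. ] tool [ 96.4 -91.   93.8]
lid [ 66.9 180.3] [  37  150   61   60 2799] [420.4 399.9  75.7] ray [420.7 399.8] tool [  10.6 -137.    93.9]
lid [258.5 195.3] [ 229  166   60   59 2726] [481.8 274.1  75.4] ray [482.  274.2] tool [-0.8  2.6 94.1]
lid [185.3 294.1] [ 159  267   55   53 2171] [381.2 282.5  75.3] ray [381.8 282.6] tool [-83.  -56.   94.3]
t 26.25 j [-55.  23.  27. 106. -13.  54. -82.] from [481.1 278.2 169.4] yaw -59.4 turn 0.0 tilt [-0.001   0.0008]
-0 0 5 -0
-0 1 10 -0
-0 0 13 -0
-1 1 14 -0
0 1 13 -0
0 0 13 -0
0 1 13 -0
-0 0 13 -0
-0 1 10 -0
-0 0 5 -0
end [482.6 273.4  60.4]
```

View pics/w14.png

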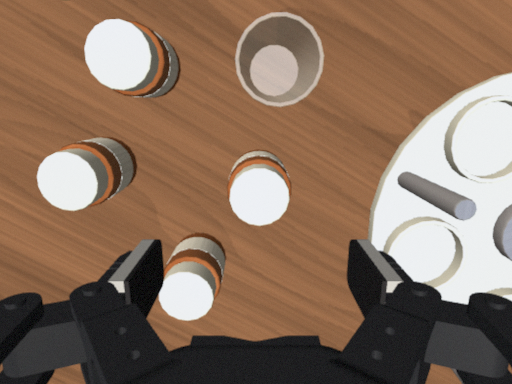

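>>> arm_command(
  series=[
    {"dx":0,"dy":0,"dz":5,"ax":0,"ay":0,"az":0,"hand":80},
    {"dx":0,"dy":1,"dz":10,"ax":0,"ay":0,"az":0,"hand":80},
    {"dx":0,"dy":0,"dz":13,"ax":0,"ay":0,"az":0,"hand":80},
    {"dx":-1,"dy":1,"dz":14,"ax":0,"ay":0,"az":0,"hand":80},
    {"dx":0,"dy":1,"dz":13,"ax":0,"ay":0,"az":0,"hand":80},
    {"dx":0,"dy":0,"dz":13,"ax":0,"ay":0,"az":0,"hand":80},
    {"dx":0,"dy":0,"dz":12,"ax":0,"ay":0,"az":0,"hand":80},
    {"dx":0,"dy":0,"dz":8,"ax":0,"ay":0,"az":0,"hand":80},
    {"dx":0,"dy":0,"dz":4,"ax":0,"ay":0,"az":0,"hand":80},
    {"dx":0,"dy":0,"dz":0,"ax":0,"ay":0,"az":0,"hand":80},
  ],
)

```text
clock: 27.08
ee_pos: [482.4, 268.0, 78.0]
tcp_rot: [[0.862, 0.507, -0.001], [0.507, -0.862, -0.001], [-0.001, 0.0, -1.0]]
ft_force: [-0.0, 0.0, 0.7]
width: 79.7
```

```bash
python3 wl.py 15; python3 plan.py 482.2 273.8 25 -60 8
```

```text
lid [26.5 33.4] [   0    0   59   74 3824] [515.4 393.   75.7] ray [515.5 392.8] tool [ 91.8 -91.    2.2]
lid [274.9  58.8] [ 201    0  147  100 1502] [557.5 302.6  74.6] ray [557.5 302.7] tool [82.2  8.3  3.3]
lid [243.5 239.9] [ 198  194   93   91 6483] [482.2 274.   75.5] ray [482.6 274.2] tool [ 2.9 -5.3  2.6]
t 27.1333 j [-52.  30.  24. 111. -17.  43. -77.] from [482.8 268.4  78.7] yaw -59.5 turn 0.0 tilt [-0.0003 -0.0004]
0 -0 3 -0
0 -1 7 -0
1 -1 8 -0
0 -0 9 -0
0 -1 8 -0
1 -1 9 -0
0 -1 6 -0
0 0 4 -0
end [481.9 273.7  24.7]
```

>>> arm_command(
  series=[
    {"dx":0,"dy":0,"dz":3,"ax":0,"ay":0,"az":0,"hand":80},
    {"dx":0,"dy":-1,"dz":7,"ax":0,"ay":0,"az":0,"hand":80},
    {"dx":1,"dy":-1,"dz":8,"ax":0,"ay":0,"az":0,"hand":80},
    {"dx":0,"dy":0,"dz":9,"ax":0,"ay":0,"az":0,"hand":80},
    {"dx":0,"dy":-1,"dz":8,"ax":0,"ay":0,"az":0,"hand":80},
    {"dx":1,"dy":-1,"dz":9,"ax":0,"ay":0,"az":0,"hand":80},
    {"dx":0,"dy":-1,"dz":6,"ax":0,"ay":0,"az":0,"hand":80},
    {"dx":0,"dy":0,"dz":3,"ax":0,"ay":0,"az":0,"hand":80},
    {"dx":0,"dy":0,"dz":0,"ax":0,"ay":0,"az":0,"hand":80},
    {"dx":0,"dy":0,"dz":0,"ax":0,"ay":0,"az":0,"hand":74},
  ],
)

```text
clock: 27.97
ee_pos: [481.9, 274.5, 25.7]
tcp_rot: [[0.861, 0.508, -0.0], [0.508, -0.861, -0.0], [-0.0, 0.0, -1.0]]
ft_force: [0.2, 0.8, 0.8]
width: 74.0
```

```bash
python3 wl.py 16; python3 plan.py 482.2 273.8 25 -60 1
```

```text
lid [306.4  65.2] [ 194    0  230  109 2903] [553.  300.4  74.6] ray [553.  300.6] tool [ 74.4  13.7 -48.9]
held? n 10904 tool mean [  6.8  -0.  -48.9] min [-10.3 -22.3 -74.9] max [ 24.3  23.1 -15. ]
t 28.0167 j [-50.  34.  21. 113. -20.  36. -76.] from [482.2 274.6  26. ] yaw -59.5 turn 0.0 tilt [0.0004 0.0001]
-0 1 1 -0
end [482.7 273.7  25. ]
```

>>> arm_command(
  series=[
    {"dx":1,"dy":0,"dz":1,"ax":0,"ay":0,"az":0,"hand":66},
    {"dx":0,"dy":0,"dz":0,"ax":0,"ay":0,"az":0,"hand":60},
    {"dx":0,"dy":0,"dz":0,"ax":0,"ay":0,"az":0,"hand":54},
    {"dx":0,"dy":0,"dz":0,"ax":0,"ay":0,"az":0,"hand":48},
    {"dx":0,"dy":0,"dz":0,"ax":0,"ay":0,"az":0,"hand":40},
    {"dx":0,"dy":0,"dz":0,"ax":0,"ay":0,"az":0,"hand":40},
    {"dx":0,"dy":0,"dz":0,"ax":0,"ay":0,"az":0,"hand":40},
    {"dx":0,"dy":0,"dz":0,"ax":0,"ay":0,"az":0,"hand":40},
    {"dx":0,"dy":0,"dz":-2,"ax":0,"ay":0,"az":0,"hand":40},
    {"dx":0,"dy":0,"dz":-5,"ax":0,"ay":0,"az":0,"hand":40},
  ],
)

```text
clock: 28.85
ee_pos: [482.2, 274.8, 31.5]
tcp_rot: [[0.861, 0.508, -0.001], [0.508, -0.861, -0.001], [-0.001, 0.0, -1.0]]
ft_force: [-0.1, -0.6, -2.1]
width: 50.8
```

>>> arm_command(
  series=[
    {"dx":0,"dy":0,"dz":-10,"ax":0,"ay":0,"az":0,"hand":40},
    {"dx":0,"dy":0,"dz":-16,"ax":0,"ay":0,"az":0,"hand":40},
    {"dx":0,"dy":0,"dz":-20,"ax":0,"ay":0,"az":0,"hand":40},
    {"dx":0,"dy":0,"dz":-22,"ax":0,"ay":0,"az":0,"hand":40},
    {"dx":0,"dy":0,"dz":-22,"ax":0,"ay":0,"az":0,"hand":40},
    {"dx":0,"dy":0,"dz":-22,"ax":0,"ay":0,"az":0,"hand":40},
    {"dx":0,"dy":0,"dz":-22,"ax":0,"ay":0,"az":0,"hand":40},
    {"dx":0,"dy":0,"dz":-16,"ax":0,"ay":0,"az":0,"hand":40},
    {"dx":0,"dy":0,"dz":-10,"ax":0,"ay":0,"az":0,"hand":40},
    {"dx":0,"dy":0,"dz":-5,"ax":0,"ay":0,"az":0,"hand":40},
  ],
)

```text
clock: 29.68
ee_pos: [483.2, 275.3, 198.7]
tcp_rot: [[0.861, 0.508, 0.002], [0.508, -0.861, 0.002], [0.002, -0.0, -1.0]]
ft_force: [0.5, -0.3, -1.4]
width: 50.8
```

```bash
python3 wl.py 17; python3 plan.py 503.2 117.4 195 -45.3 10
```

```text
lid [274.5  65.9] [235  25  77  83 659] [569.8 309.4  74.6] ray [570.  309.6] tool [ 91.6  14.6 124.4]
lid [130.1  61.8] [ 101   31   59   63 2891] [517.6 404.1  75.7] ray [517.7 404.1] tool [ 94.8 -93.5 123.3]
lid [ 84.1 174.4] [  57  147   55   54 2248] [420.3 399.9  75.7] ray [420.5 399.9] tool [   8.8 -139.3  123.1]
held? n 10615 tool mean [  6.4  -0.8 -49. ] min [ -9.9 -29.7 -74.8] max [ 23.1  30.  -15. ]
t 29.7333 j [-56.  21.  28. 104. -12.  57. -83.] from [483.2 275.4 198.6] yaw -59.5 turn 14.2 tilt [0.0016 0.0016]
-3 7 0 -0.025
-6 13 0 -0.025
-9 17 1 -0.025
-8 17 0 -0.025
-10 17 1 -0.025
-9 17 0 -0.025
-11 16 1 -0.025
-10 16 -0 -0.025
-8 12 0 -0.025
-5 6 0 -0.025
end [503.2 117.3 195.4]
```

View pics/w17.png

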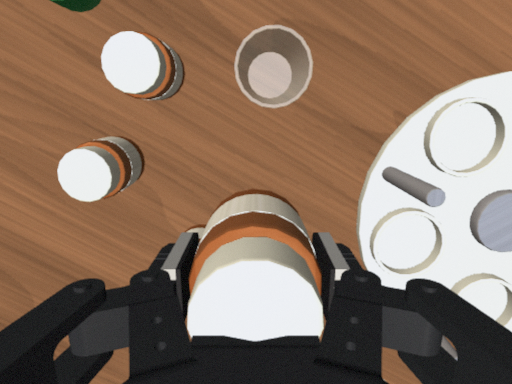

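>>> arm_command(
  series=[
    {"dx":-3,"dy":7,"dz":0,"ax":0,"ay":0,"az":-0.025,"hand":40},
    {"dx":-6,"dy":13,"dz":0,"ax":0,"ay":0,"az":-0.025,"hand":40},
    {"dx":-9,"dy":17,"dz":0,"ax":0,"ay":0,"az":-0.025,"hand":40},
    {"dx":-8,"dy":17,"dz":0,"ax":0,"ay":0,"az":-0.025,"hand":40},
    {"dx":-10,"dy":17,"dz":0,"ax":0,"ay":0,"az":-0.025,"hand":40},
    {"dx":-9,"dy":17,"dz":0,"ax":0,"ay":0,"az":-0.025,"hand":40},
    {"dx":-11,"dy":16,"dz":0,"ax":0,"ay":0,"az":-0.025,"hand":40},
    {"dx":-10,"dy":16,"dz":0,"ax":0,"ay":0,"az":-0.025,"hand":40},
    {"dx":-8,"dy":12,"dz":0,"ax":0,"ay":0,"az":-0.025,"hand":40},
    {"dx":-5,"dy":6,"dz":0,"ax":0,"ay":0,"az":-0.025,"hand":40},
  ],
)

```text
clock: 30.57
ee_pos: [502.3, 114.4, 195.9]
tcp_rot: [[0.71, 0.704, -0.001], [0.704, -0.71, -0.001], [-0.002, -0.0, -1.0]]
ft_force: [1.4, -0.0, -2.8]
width: 51.1
```

>>> arm_command(
  series=[
    {"dx":0,"dy":0,"dz":5,"ax":0,"ay":0,"az":0,"hand":40},
    {"dx":0,"dy":0,"dz":10,"ax":0,"ay":0,"az":0,"hand":40},
    {"dx":0,"dy":0,"dz":14,"ax":0,"ay":0,"az":0,"hand":40},
    {"dx":0,"dy":0,"dz":16,"ax":0,"ay":0,"az":0,"hand":40},
    {"dx":0,"dy":0,"dz":16,"ax":0,"ay":0,"az":0,"hand":40},
    {"dx":0,"dy":0,"dz":14,"ax":0,"ay":0,"az":0,"hand":40},
    {"dx":0,"dy":0,"dz":10,"ax":0,"ay":0,"az":0,"hand":40},
    {"dx":0,"dy":0,"dz":5,"ax":0,"ay":0,"az":0,"hand":40},
    {"dx":0,"dy":0,"dz":0,"ax":0,"ay":0,"az":0,"hand":40},
    {"dx":0,"dy":0,"dz":0,"ax":0,"ay":0,"az":0,"hand":40},
  ],
)

```text
clock: 31.4
ee_pos: [502.6, 117.2, 106.7]
tcp_rot: [[0.709, 0.705, -0.0], [0.705, -0.709, -0.0], [-0.0, -0.0, -1.0]]
ft_force: [-0.3, -0.7, -0.2]
width: 51.0
```

```bash
python3 wl.py 18; python3 plan.py 503.2 117.4 80 -45.3 6; python3 - <<'E'
from workcell import bot
import cv2
for n in("top","scene"):
    p,d=bot.capture(n);cv2.imwrite(f"pics/{n}18.png",p[:,:,::-1])
    q=p[100:260,170:330] if n=="top" else p[140:300,190:350]
    cv2.imwrite(f"pics/{n}18c.png",cv2.resize(q[:,:,::-1],None,fx=3.6,fy=3.6))
E
```

```text
lid [246.2 212.3] [199 200 108  43 949] [514.5 134.3 115.1] ray [514.2 134. ] tool [20.4 -3.7 -8.5]
held? n 10740 tool mean [  6.5  -0.7 -48.9] min [-10.9 -30.  -74.5] max [ 23.1  30.  -15. ]
t 31.45 j [-38.  24.  25. 115. -15.  44. -49.] from [503.  117.3 107.2] yaw -45.1 turn 0.0 tilt [0.0006 0.0002]
0 0 3 -0
0 0 4 -0
0 0 7 -0
0 0 6 -0
0 0 5 -0
0 0 2 -0
end [503.  117.3  80.2]
```

View pics/w18.png

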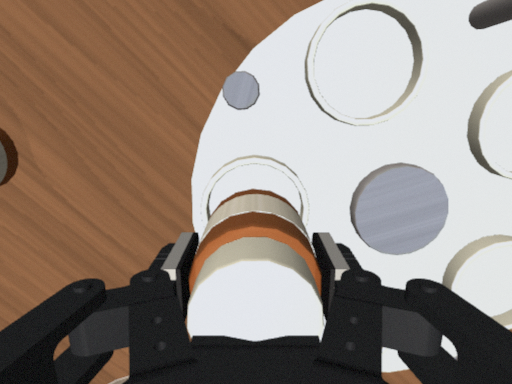

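View pics/scene18c.png

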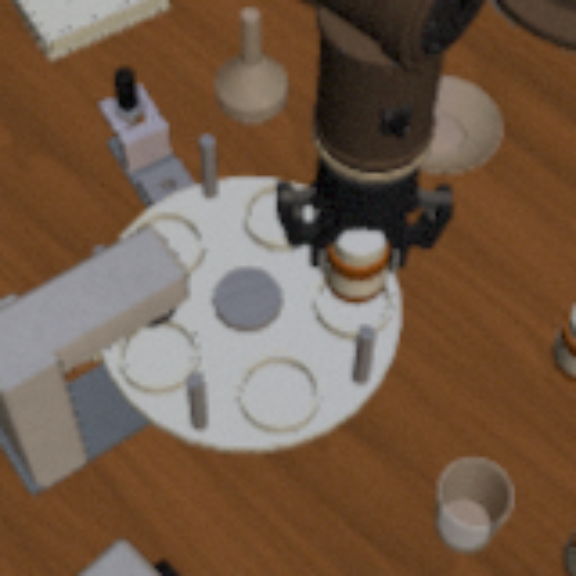

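Rim columns 202–308 (centre 255) match the jar centre at 255. Lowering into the pocket.

>>> arm_command(
  series=[
    {"dx":0,"dy":0,"dz":4,"ax":0,"ay":0,"az":0,"hand":40},
    {"dx":0,"dy":0,"dz":6,"ax":0,"ay":0,"az":0,"hand":40},
    {"dx":0,"dy":0,"dz":6,"ax":0,"ay":0,"az":0,"hand":40},
    {"dx":0,"dy":0,"dz":6,"ax":0,"ay":0,"az":0,"hand":40},
    {"dx":0,"dy":0,"dz":5,"ax":0,"ay":0,"az":0,"hand":40},
    {"dx":0,"dy":0,"dz":5,"ax":0,"ay":0,"az":0,"hand":40},
    {"dx":0,"dy":0,"dz":4,"ax":0,"ay":0,"az":0,"hand":40},
    {"dx":0,"dy":0,"dz":3,"ax":0,"ay":0,"az":0,"hand":40},
    {"dx":0,"dy":0,"dz":1,"ax":0,"ay":0,"az":0,"hand":40},
    {"dx":0,"dy":0,"dz":0,"ax":0,"ay":0,"az":0,"hand":40},
  ],
)

```text
clock: 32.38
ee_pos: [502.6, 116.9, 66.5]
tcp_rot: [[0.709, 0.705, -0.0], [0.705, -0.709, -0.0], [-0.0, -0.0, -1.0]]
ft_force: [0.4, -0.5, -0.7]
width: 50.8
```

>>> arm_command(
  series=[
    {"dx":0,"dy":0,"dz":1,"ax":0,"ay":0,"az":0,"hand":40},
    {"dx":0,"dy":0,"dz":1,"ax":0,"ay":0,"az":0,"hand":40},
    {"dx":0,"dy":0,"dz":0.5,"ax":0,"ay":0,"az":0,"hand":40},
    {"dx":0,"dy":0,"dz":0.5,"ax":0,"ay":0,"az":0,"hand":40},
    {"dx":0,"dy":0,"dz":0,"ax":0,"ay":0,"az":0,"hand":40},
    {"dx":0,"dy":0,"dz":0,"ax":0,"ay":0,"az":0,"hand":40},
    {"dx":0,"dy":0,"dz":0,"ax":0,"ay":0,"az":0,"hand":40},
    {"dx":0,"dy":0,"dz":0,"ax":0,"ay":0,"az":0,"hand":40},
    {"dx":0,"dy":0,"dz":0,"ax":0,"ay":0,"az":0,"hand":40},
    {"dx":0,"dy":0,"dz":0,"ax":0,"ay":0,"az":0,"hand":40},
  ],
)

```text
clock: 33.22
ee_pos: [502.7, 117.0, 63.8]
tcp_rot: [[0.709, 0.705, 0.0], [0.705, -0.709, 0.0], [0.0, 0.0, -1.0]]
ft_force: [-0.1, 0.5, -1.2]
width: 51.2
```

>>> arm_command(
  series=[
    {"dx":0,"dy":0,"dz":0.5,"ax":0,"ay":0,"az":0,"hand":40},
    {"dx":0,"dy":0,"dz":0,"ax":0,"ay":0,"az":0,"hand":53},
    {"dx":0,"dy":0,"dz":0,"ax":0,"ay":0,"az":0,"hand":56},
    {"dx":0,"dy":0,"dz":0,"ax":0,"ay":0,"az":0,"hand":62},
    {"dx":0,"dy":0,"dz":0,"ax":0,"ay":0,"az":0,"hand":72},
    {"dx":0,"dy":0,"dz":0,"ax":0,"ay":0,"az":0,"hand":75},
    {"dx":0,"dy":0,"dz":-4,"ax":0,"ay":0,"az":0,"hand":75},
    {"dx":0,"dy":0,"dz":-10,"ax":0,"ay":0,"az":0,"hand":75},
    {"dx":0,"dy":0,"dz":-20,"ax":0,"ay":0,"az":0,"hand":75},
    {"dx":0,"dy":0,"dz":-28,"ax":0,"ay":0,"az":0,"hand":80},
  ],
)

```text
clock: 34.05
ee_pos: [501.5, 116.5, 125.3]
tcp_rot: [[0.709, 0.705, -0.003], [0.705, -0.709, -0.001], [-0.003, -0.001, -1.0]]
ft_force: [-0.1, 0.6, 0.2]
width: 80.2
```

>>> arm_command(
  series=[
    {"dx":0,"dy":0,"dz":-30,"ax":0,"ay":0,"az":0,"hand":80},
    {"dx":0,"dy":0,"dz":-25,"ax":0,"ay":0,"az":0,"hand":80},
    {"dx":0,"dy":0,"dz":-15,"ax":0,"ay":0,"az":0,"hand":80},
    {"dx":0,"dy":0,"dz":-8,"ax":0,"ay":0,"az":0,"hand":80},
    {"dx":0,"dy":0,"dz":0,"ax":0,"ay":0,"az":0,"hand":80},
    {"dx":0,"dy":0,"dz":0,"ax":0,"ay":0,"az":0,"hand":80},
    {"dx":0,"dy":0,"dz":0,"ax":0,"ay":0,"az":0,"hand":80},
    {"dx":0,"dy":0,"dz":0,"ax":0,"ay":0,"az":0,"hand":80},
    {"dx":0,"dy":0,"dz":0,"ax":0,"ay":0,"az":0,"hand":80},
    {"dx":0,"dy":0,"dz":0,"ax":0,"ay":0,"az":0,"hand":80},
  ],
)

```text
clock: 34.88
ee_pos: [502.4, 116.8, 202.6]
tcp_rot: [[0.709, 0.705, -0.001], [0.705, -0.709, -0.001], [-0.001, -0.0, -1.0]]
ft_force: [-0.1, 0.7, 0.8]
width: 79.8
```

```bash
python3 wl.py 19; python3 look.py 19 | grep -v post; python3 plan.py 381.3 281.5 150 -100 10
```

```text
lid [ 13.5 149.4] [   0  121   32   55 1425] [384.4 275.8  75.7] ray [384.7 275.7] tool [  28.7 -195.9  127. ]
lid [254.7 197.5] [ 224  168   62   60 2828] [501.3 116.2 113.4] ray [501.5 116.4] tool [-1.1 -0.3 89.2]
top jar-on-disc [227.8 197. ] 58 [499.1 102.5 113.6] r,a [ 85.3 143.7] mod72 -26.5
top jar-on-table [128.1 193.7] 180 [518.9 403.7  76.1] r,a [355.1  97.9] mod72 -0.3
top jar-on-table [128.3 226.3] 188 [421.9 399.5  75.9] r,a [376.9 112.8] mod72 14.6
top jar-in-tray [392.8 222.8] 201 [ 421.4 -370.3   80.1] r,a [ 447.  -109.1] mod72 8.7
top pin [323.1 193.2] 33 [ 507.4 -169.7  103.3] r,a [ 229.8 -105.3] mod72 12.5
scene jar-on-disc [289. 212.] 169 [501.5 115.7 114.7] r,a [ 92.  136.2] mod72 -34.0
scene jar-on-table [356.  228.3] 167 [380.9 281.6  76.5] r,a [296.2 129.2] mod72 31.0
scene jar-on-table [380.3 263.4] 193 [420.8 399.5  76.7] r,a [377.3 112.9] mod72 14.7
scene jar-on-table [360.2 287.8] 211 [518.6 403.6  76.5] r,a [355.  98.] mod72 -0.2
scene jar-in-tray [207.2 120.9] 110 [ 420.4 -370.    81.5] r,a [ 447.  -109.3] mod72 8.5
scene pin [224.4 161.7] 35 [ 509.2 -169.5  103.3] r,a [ 229.1 -104.8] mod72 13.0
t 35.0333 j [-41.  17.  28. 109. -10.  56. -54.] from [502.6 116.9 203. ] yaw -45.2 turn -54.8 tilt [-0.0004 -0.0003]
1 -10 3 0.096
1 -18 4 0.096
-1 -25 7 0.096
-3 -24 6 0.096
-6 -24 7 0.096
-8 -24 6 0.096
-10 -22 6 0.096
-13 -21 7 0.096
-10 -15 4 0.096
-7 -8 3 0.096
end [381.1 281.8 150. ]
```

View pics/w19.png

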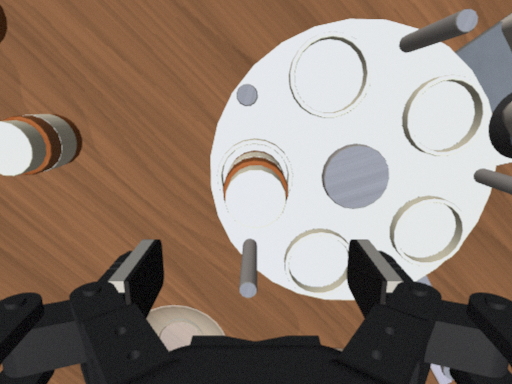

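The jar is seated in the pocket (lid at (255,197), top about 114 mm). Next is the jar at (381,282).

```bash
python3 plan.py 381.2 281.8 150 20 12
```

```text
t 35.0333 j [-41.  17.  28. 109. -10.  56. -54.] from [502.6 116.9 203. ] yaw -45.2 turn 65.2 tilt [-0.0004 -0.0003]
1 -8 2 -0.095
4 -14 4 -0.095
6 -19 5 -0.095
9 -18 5 -0.095
10 -17 5 -0.095
11 -16 6 -0.095
14 -15 5 -0.095
14 -14 5 -0.095
16 -12 5 -0.095
16 -11 5 -0.095
14 -7 4 -0.095
7 -3 2 -0.095
end [381.  281.6 150. ]
```

>>> arm_command(
  series=[
    {"dx":1,"dy":-8,"dz":2,"ax":0,"ay":0,"az":-0.095,"hand":80},
    {"dx":4,"dy":-14,"dz":4,"ax":0,"ay":0,"az":-0.095,"hand":80},
    {"dx":6,"dy":-19,"dz":5,"ax":0,"ay":0,"az":-0.095,"hand":80},
    {"dx":9,"dy":-18,"dz":5,"ax":0,"ay":0,"az":-0.095,"hand":80},
    {"dx":10,"dy":-17,"dz":5,"ax":0,"ay":0,"az":-0.095,"hand":80},
    {"dx":11,"dy":-16,"dz":6,"ax":0,"ay":0,"az":-0.095,"hand":80},
    {"dx":14,"dy":-15,"dz":5,"ax":0,"ay":0,"az":-0.095,"hand":80},
    {"dx":14,"dy":-14,"dz":5,"ax":0,"ay":0,"az":-0.095,"hand":80},
    {"dx":16,"dy":-12,"dz":5,"ax":0,"ay":0,"az":-0.095,"hand":80},
    {"dx":16,"dy":-11,"dz":5,"ax":0,"ay":0,"az":-0.095,"hand":80},
  ],
)

```text
clock: 35.87
ee_pos: [394.4, 263.9, 156.1]
tcp_rot: [[-0.166, 0.986, 0.0], [0.986, 0.166, 0.0], [0.0, 0.0, -1.0]]
ft_force: [0.5, -0.8, 0.4]
width: 79.9
```

>>> arm_command(
  series=[
    {"dx":14,"dy":-7,"dz":4,"ax":0,"ay":0,"az":-0.095,"hand":80},
    {"dx":7,"dy":-3,"dz":6,"ax":0,"ay":0,"az":-0.095,"hand":80},
    {"dx":0,"dy":0,"dz":10,"ax":0,"ay":0,"az":0,"hand":80},
    {"dx":0,"dy":0,"dz":14,"ax":0,"ay":0,"az":0,"hand":80},
    {"dx":0,"dy":0,"dz":14,"ax":0,"ay":0,"az":0,"hand":80},
    {"dx":0,"dy":0,"dz":14,"ax":0,"ay":0,"az":0,"hand":80},
    {"dx":0,"dy":0,"dz":10,"ax":0,"ay":0,"az":0,"hand":80},
    {"dx":0,"dy":0,"dz":5,"ax":0,"ay":0,"az":0,"hand":80},
    {"dx":0,"dy":0,"dz":0,"ax":0,"ay":0,"az":0,"hand":80},
    {"dx":0,"dy":0,"dz":0,"ax":0,"ay":0,"az":0,"hand":80},
  ],
)

```text
clock: 36.7
ee_pos: [381.2, 281.7, 79.4]
tcp_rot: [[-0.345, 0.939, -0.0], [0.939, 0.345, -0.0], [-0.0, -0.0, -1.0]]
ft_force: [-0.1, 0.5, 0.5]
width: 80.0
```

```bash
python3 wl.py 20; python3 plan.py 381.2 281.8 25 20 8
```

```text
lid [443.8  33.1] [ 392    0  110   77 6922] [420.8 394.3  75.7] ray [420.6 394.3] tool [92.1 76.   3.8]
lid [251.4 240.2] [ 205  195   93   90 6413] [378.8 283.   75.4] ray [378.6 283.5] tool [ 2.1 -1.8  4.1]
t 36.75 j [-49.  23.   8. 121.  -5.  37. -18.] from [381.4 281.9  79.8] yaw 20.2 turn 0.0 tilt [0.0004 0.0004]
-0 -0 3 -0
-0 -0 7 -0
-0 -0 9 -0
-0 -0 8 -0
-0 -0 9 -0
-0 -0 9 -0
-0 -0 6 -0
-0 -0 4 -0
end [381.4 281.9  24.8]
```

>>> arm_command(
  series=[
    {"dx":0,"dy":0,"dz":3,"ax":0,"ay":0,"az":0,"hand":80},
    {"dx":1,"dy":0,"dz":7,"ax":0,"ay":0,"az":0,"hand":80},
    {"dx":0,"dy":0,"dz":9,"ax":0,"ay":0,"az":0,"hand":80},
    {"dx":0,"dy":0,"dz":9,"ax":0,"ay":0,"az":0,"hand":80},
    {"dx":0,"dy":-1,"dz":9,"ax":0,"ay":0,"az":0,"hand":80},
    {"dx":0,"dy":0,"dz":8,"ax":0,"ay":0,"az":0,"hand":80},
    {"dx":0,"dy":0,"dz":6,"ax":0,"ay":0,"az":0,"hand":80},
    {"dx":0,"dy":0,"dz":4,"ax":0,"ay":0,"az":0,"hand":80},
    {"dx":0,"dy":0,"dz":0,"ax":0,"ay":0,"az":0,"hand":80},
    {"dx":0,"dy":0,"dz":0,"ax":0,"ay":0,"az":0,"hand":72},
  ],
)

```text
clock: 37.58
ee_pos: [379.8, 282.2, 24.1]
tcp_rot: [[-0.345, 0.939, -0.0], [0.939, 0.345, -0.0], [-0.0, -0.0, -1.0]]
ft_force: [0.5, 0.6, 0.5]
width: 72.2
```

>>> arm_command(
  series=[
    {"dx":0,"dy":0,"dz":0,"ax":0,"ay":0,"az":0,"hand":66},
    {"dx":0,"dy":0,"dz":0,"ax":0,"ay":0,"az":0,"hand":60},
    {"dx":0,"dy":0,"dz":0,"ax":0,"ay":0,"az":0,"hand":54},
    {"dx":0,"dy":0,"dz":0,"ax":0,"ay":0,"az":0,"hand":48},
    {"dx":0,"dy":0,"dz":0,"ax":0,"ay":0,"az":0,"hand":40},
    {"dx":0,"dy":0,"dz":0,"ax":0,"ay":0,"az":0,"hand":40},
    {"dx":0,"dy":0,"dz":0,"ax":0,"ay":0,"az":0,"hand":40},
    {"dx":0,"dy":0,"dz":0,"ax":0,"ay":0,"az":0,"hand":40},
    {"dx":0,"dy":0,"dz":0,"ax":0,"ay":0,"az":0,"hand":40},
    {"dx":0,"dy":0,"dz":0,"ax":0,"ay":0,"az":0,"hand":40},
  ],
)

```text
clock: 38.42
ee_pos: [379.9, 282.5, 24.9]
tcp_rot: [[-0.345, 0.939, 0.0], [0.939, 0.345, 0.001], [0.0, 0.001, -1.0]]
ft_force: [-1.9, -0.6, 6.5]
width: 51.1
```

>>> arm_command(
  series=[
    {"dx":0,"dy":0,"dz":-4,"ax":0,"ay":0,"az":0,"hand":40},
    {"dx":0,"dy":0,"dz":-10,"ax":0,"ay":0,"az":0,"hand":40},
    {"dx":0,"dy":0,"dz":-18,"ax":0,"ay":0,"az":0,"hand":40},
    {"dx":0,"dy":0,"dz":-24,"ax":0,"ay":0,"az":0,"hand":40},
    {"dx":0,"dy":0,"dz":-26,"ax":0,"ay":0,"az":0,"hand":40},
    {"dx":0,"dy":0,"dz":-26,"ax":0,"ay":0,"az":0,"hand":40},
    {"dx":0,"dy":0,"dz":-26,"ax":0,"ay":0,"az":0,"hand":40},
    {"dx":0,"dy":0,"dz":-20,"ax":0,"ay":0,"az":0,"hand":40},
    {"dx":0,"dy":0,"dz":-12,"ax":0,"ay":0,"az":0,"hand":40},
    {"dx":0,"dy":0,"dz":-5,"ax":0,"ay":0,"az":0,"hand":40},
  ],
)

```text
clock: 39.25
ee_pos: [380.5, 282.8, 198.1]
tcp_rot: [[-0.345, 0.939, 0.003], [0.939, 0.345, 0.003], [0.002, 0.004, -1.0]]
ft_force: [0.4, -0.4, -0.2]
width: 50.7
```

```bash
python3 wl.py 21; python3 plan.py 485.7 10.7 195 26.7 14
```

```text
lid [356.8  59.2] [ 328   28   59   63 2865] [418.7 399.9  75.6] ray [418.6 400. ] tool [ 96.6  75.8 122.9]
lid [474.7 100.2] [ 447   71   57   59 2611] [516.3 404.3  75.6] ray [516.  404.4] tool [ 67.1 168.9 123.2]
lid [465.5 228.2] [434 197  73  64 467] [563.2 308.8  73.7] ray [561.3 309.4] tool [-38.8 180.  124.9]
held? n 11510 tool mean [  7.7   0.4 -49.2] min [-10.9 -29.9 -74.9] max [ 25.3  29.9 -15. ]
t 39.3 j [-51.  13.  10. 114.  -3.  53. -20.] from [380.4 282.8 197.7] yaw 20.2 turn 6.5 tilt [0.0024 0.0026]
-9 0 0 -0.008
-18 0 0 -0.008
-24 0 0 -0.008
-24 0 1 -0.008
-23 -0 -0 -0.008
-24 -1 -0 -0.008
-24 -0 0 -0.008
-24 -1 0 -0.008
-23 -1 1 -0.008
-24 -2 -0 -0.008
-24 -1 -0 -0.008
-23 -2 0 -0.008
-18 -1 0 -0.008
-9 -1 0 -0.008
end [485.6  11.2 195.3]
```

View pics/w21.png

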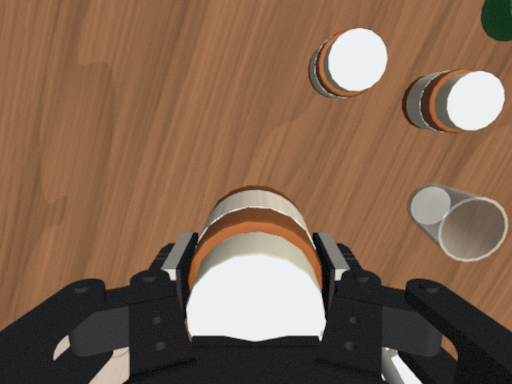

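>>> arm_command(
  series=[
    {"dx":-9,"dy":0,"dz":0,"ax":0,"ay":0,"az":-0.008,"hand":40},
    {"dx":-18,"dy":0,"dz":0,"ax":0,"ay":0,"az":-0.008,"hand":40},
    {"dx":-24,"dy":0,"dz":0,"ax":0,"ay":0,"az":-0.008,"hand":40},
    {"dx":-24,"dy":0,"dz":0,"ax":0,"ay":0,"az":-0.008,"hand":40},
    {"dx":-23,"dy":0,"dz":0,"ax":0,"ay":0,"az":-0.008,"hand":40},
    {"dx":-24,"dy":-1,"dz":0,"ax":0,"ay":0,"az":-0.008,"hand":40},
    {"dx":-24,"dy":0,"dz":0,"ax":0,"ay":0,"az":-0.008,"hand":40},
    {"dx":-24,"dy":-1,"dz":0,"ax":0,"ay":0,"az":-0.008,"hand":40},
    {"dx":-23,"dy":-1,"dz":0,"ax":0,"ay":0,"az":-0.008,"hand":40},
    {"dx":-24,"dy":-2,"dz":0,"ax":0,"ay":0,"az":-0.008,"hand":40},
  ],
)

```text
clock: 40.13
ee_pos: [457.5, 78.6, 194.6]
tcp_rot: [[-0.419, 0.908, -0.001], [0.908, 0.419, -0.0], [0.0, -0.001, -1.0]]
ft_force: [0.9, 0.7, -0.6]
width: 50.7
```

>>> arm_command(
  series=[
    {"dx":-24,"dy":-1,"dz":0,"ax":0,"ay":0,"az":-0.008,"hand":40},
    {"dx":-23,"dy":-2,"dz":0,"ax":0,"ay":0,"az":-0.008,"hand":40},
    {"dx":-18,"dy":-1,"dz":0,"ax":0,"ay":0,"az":-0.008,"hand":40},
    {"dx":-10,"dy":-1,"dz":5,"ax":0,"ay":0,"az":-0.008,"hand":40},
    {"dx":0,"dy":0,"dz":10,"ax":0,"ay":0,"az":0,"hand":40},
    {"dx":0,"dy":0,"dz":15,"ax":0,"ay":0,"az":0,"hand":40},
    {"dx":0,"dy":0,"dz":20,"ax":0,"ay":0,"az":0,"hand":40},
    {"dx":0,"dy":0,"dz":20,"ax":0,"ay":0,"az":0,"hand":40},
    {"dx":0,"dy":0,"dz":12,"ax":0,"ay":0,"az":0,"hand":40},
    {"dx":0,"dy":0,"dz":6,"ax":0,"ay":0,"az":0,"hand":40},
  ],
)

```text
clock: 40.97
ee_pos: [483.2, 10.6, 104.7]
tcp_rot: [[-0.448, 0.894, -0.004], [0.894, 0.448, -0.0], [0.002, -0.004, -1.0]]
ft_force: [0.1, 0.2, -0.6]
width: 51.0
```

```bash
python3 wl.py 22; python3 plan.py 486 10 78 26.7 6
```

```text
lid [270.2 208.6] [227 196  89  53 728] [478.8  33.4 114.3] ray [478.8  33.3] tool [22.4  6.3 -9.6]
held? n 11356 tool mean [  7.5   0.6 -49.3] min [-10.9 -29.9 -74.7] max [ 25.6  30.  -15. ]
t 41.0167 j [-21.  21.  17. 119.  -9.  41.  29.] from [483.3  10.5 104.6] yaw 26.6 turn 0.0 tilt [-0.0045 -0.0005]
-0 0 2 -0
-0 1 5 -0
-1 0 6 -0
-0 1 7 -0
-0 0 4 -0
-1 0 3 -0
end [485.9   9.6  77.6]
```

View pics/w22.png

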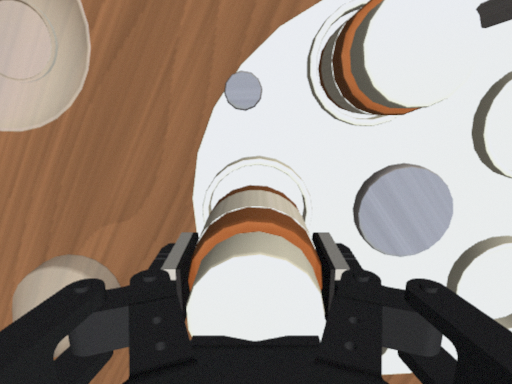

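>>> arm_command(
  series=[
    {"dx":0,"dy":0,"dz":4,"ax":0,"ay":0,"az":0,"hand":40},
    {"dx":-1,"dy":1,"dz":6,"ax":0,"ay":0,"az":0,"hand":40},
    {"dx":0,"dy":0,"dz":6,"ax":0,"ay":0,"az":0,"hand":40},
    {"dx":0,"dy":0,"dz":6,"ax":0,"ay":0,"az":0,"hand":40},
    {"dx":0,"dy":0,"dz":5,"ax":0,"ay":0,"az":0,"hand":40},
    {"dx":0,"dy":0,"dz":5,"ax":0,"ay":0,"az":0,"hand":40},
    {"dx":0,"dy":0,"dz":3,"ax":0,"ay":0,"az":0,"hand":40},
    {"dx":0,"dy":0,"dz":2,"ax":0,"ay":0,"az":0,"hand":40},
    {"dx":0,"dy":0,"dz":0,"ax":0,"ay":0,"az":0,"hand":40},
    {"dx":0,"dy":0,"dz":0,"ax":0,"ay":0,"az":0,"hand":40},
  ],
)

```text
clock: 41.85
ee_pos: [486.8, 9.3, 70.3]
tcp_rot: [[-0.447, 0.894, 0.0], [0.894, 0.447, 0.0], [0.0, 0.0, -1.0]]
ft_force: [-0.2, -0.4, -1.4]
width: 50.9
```

>>> arm_command(
  series=[
    {"dx":0,"dy":0,"dz":2,"ax":0,"ay":0,"az":0,"hand":40},
    {"dx":0,"dy":0,"dz":2,"ax":0,"ay":0,"az":0,"hand":40},
    {"dx":0,"dy":0,"dz":1,"ax":0,"ay":0,"az":0,"hand":40},
    {"dx":0,"dy":0,"dz":1,"ax":0,"ay":0,"az":0,"hand":40},
    {"dx":0,"dy":0,"dz":0.5,"ax":0,"ay":0,"az":0,"hand":40},
    {"dx":0,"dy":0,"dz":0.5,"ax":0,"ay":0,"az":0,"hand":40},
    {"dx":0,"dy":0,"dz":0,"ax":0,"ay":0,"az":0,"hand":40},
    {"dx":0,"dy":0,"dz":0,"ax":0,"ay":0,"az":0,"hand":40},
    {"dx":0,"dy":0,"dz":0,"ax":0,"ay":0,"az":0,"hand":40},
    {"dx":0,"dy":0,"dz":0,"ax":0,"ay":0,"az":0,"hand":40},
  ],
)

```text
clock: 42.68
ee_pos: [486.8, 9.3, 63.4]
tcp_rot: [[-0.448, 0.894, 0.0], [0.894, 0.448, 0.0], [-0.0, 0.0, -1.0]]
ft_force: [0.5, 0.8, -2.3]
width: 51.1
```

>>> arm_command(
  series=[
    {"dx":0,"dy":0,"dz":0,"ax":0,"ay":0,"az":0,"hand":51},
    {"dx":0,"dy":0,"dz":0,"ax":0,"ay":0,"az":0,"hand":54},
    {"dx":0,"dy":0,"dz":0,"ax":0,"ay":0,"az":0,"hand":58},
    {"dx":0,"dy":0,"dz":0,"ax":0,"ay":0,"az":0,"hand":66},
    {"dx":0,"dy":0,"dz":0,"ax":0,"ay":0,"az":0,"hand":75},
    {"dx":0,"dy":0,"dz":0,"ax":0,"ay":0,"az":0,"hand":75},
    {"dx":0,"dy":0,"dz":-4,"ax":0,"ay":0,"az":0,"hand":75},
    {"dx":0,"dy":0,"dz":-10,"ax":0,"ay":0,"az":0,"hand":75},
    {"dx":0,"dy":0,"dz":-20,"ax":0,"ay":0,"az":0,"hand":75},
    {"dx":0,"dy":0,"dz":-28,"ax":0,"ay":0,"az":0,"hand":80},
  ],
)

```text
clock: 43.52
ee_pos: [485.5, 9.1, 125.4]
tcp_rot: [[-0.447, 0.894, -0.003], [0.894, 0.447, -0.001], [0.001, -0.003, -1.0]]
ft_force: [0.4, 0.5, 1.0]
width: 79.9
```

>>> arm_command(
  series=[
    {"dx":0,"dy":0,"dz":-30,"ax":0,"ay":0,"az":0,"hand":80},
    {"dx":0,"dy":0,"dz":-25,"ax":0,"ay":0,"az":0,"hand":80},
    {"dx":0,"dy":0,"dz":-15,"ax":0,"ay":0,"az":0,"hand":80},
    {"dx":0,"dy":0,"dz":-8,"ax":0,"ay":0,"az":0,"hand":80},
    {"dx":0,"dy":0,"dz":0,"ax":0,"ay":0,"az":0,"hand":80},
    {"dx":0,"dy":0,"dz":0,"ax":0,"ay":0,"az":0,"hand":80},
    {"dx":0,"dy":0,"dz":0,"ax":0,"ay":0,"az":0,"hand":80},
    {"dx":0,"dy":0,"dz":0,"ax":0,"ay":0,"az":0,"hand":80},
    {"dx":0,"dy":0,"dz":0,"ax":0,"ay":0,"az":0,"hand":80},
    {"dx":0,"dy":0,"dz":0,"ax":0,"ay":0,"az":0,"hand":80},
  ],
)

```text
clock: 44.35
ee_pos: [486.4, 9.2, 202.6]
tcp_rot: [[-0.447, 0.894, -0.001], [0.894, 0.447, -0.0], [0.0, -0.001, -1.0]]
ft_force: [0.1, 0.2, 0.4]
width: 80.2
```

```bash
python3 wl.py 23; python3 look.py 23 | grep -v post; python3 plan.py 421.3 399.7 150 60 16
```

```text
lid [346.4  65.4] [ 313   30   68   72 3708] [499.9 115.2 113.6] ray [499.8 115.2] tool [88.7 59.6 88.9]
lid [255.6 195.6] [ 225  165   62   61 2811] [486.4   9.7 113.4] ray [486.2  10. ] tool [ 0.4  0.3 89.2]
top jar-on-disc [220.4 196.2] 105 [501.7 123.5 114. ] r,a [ 97.4 132.8] mod72 34.6
top jar-on-table [128.3 193.7] 178 [518.9 403.5  75.9] r,a [354.9  97.9] mod72 -0.3
top jar-on-table [128.3 226.3] 188 [421.9 399.4  76.1] r,a [376.8 112.8] mod72 14.6
top jar-in-tray [392.7 222.7] 201 [ 421.6 -370.2   80. ] r,a [ 446.8 -109.1] mod72 8.7
top pin [323.1 193. ] 31 [ 507.8 -169.7  104.3] r,a [ 229.6 -105.2] mod72 12.6
scene jar-on-disc [267.3 188.3] 147 [487.9   9.8 114.8] r,a [  90.5 -152.2] mod72 -34.4
scene jar-on-disc [289.1 212. ] 165 [501.2 115.7 114.8] r,a [ 92.2 136.3] mod72 -33.9
scene jar-on-table [380.3 263.4] 195 [420.8 399.5  76.6] r,a [377.4 112.9] mod72 14.7
scene jar-on-table [360.1 287.8] 212 [518.8 403.6  76.5] r,a [355.  98.] mod72 -0.2
scene jar-in-tray [207.2 120.9] 108 [ 420.4 -370.2   81.5] r,a [ 447.2 -109.3] mod72 8.5
scene pin [224.5 161.4] 35 [ 508.7 -169.9  104. ] r,a [ 229.6 -104.9] mod72 12.9
t 44.5 j [-23.  14.  19. 112.  -5.  55.  25.] from [486.7   9.3 203. ] yaw 26.6 turn 33.4 tilt [-0.0005 -0.0001]
11 3 1 -0.036
19 7 3 -0.036
26 10 4 -0.036
25 11 4 -0.036
25 12 3 -0.036
25 13 4 -0.036
24 13 4 -0.036
24 15 3 -0.036
23 15 4 -0.036
22 16 4 -0.036
22 17 4 -0.036
21 18 3 -0.036
21 18 4 -0.036
20 19 4 -0.036
14 15 3 -0.036
8 9 1 -0.036
end [421.4 400.1 150. ]
```

View pics/w23.png

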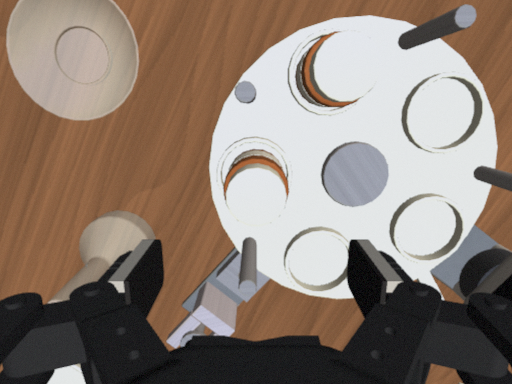

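```bash
python3 plan.py 421.3 399.7 150 90 16
```

```text
t 44.5 j [-23.  14.  19. 112.  -5.  55.  25.] from [486.7   9.3 203. ] yaw 26.6 turn 63.4 tilt [-0.0005 -0.0001]
11 3 1 -0.069
19 8 3 -0.069
25 11 4 -0.069
24 14 4 -0.069
24 15 3 -0.069
22 16 4 -0.069
21 18 4 -0.069
19 20 3 -0.069
19 21 4 -0.069
16 22 4 -0.069
16 23 4 -0.069
13 24 3 -0.069
12 25 4 -0.069
10 26 4 -0.069
7 19 3 -0.069
2 11 1 -0.069
end [421.4 399.5 150. ]
```

>>> arm_command(
  series=[
    {"dx":11,"dy":3,"dz":0,"ax":0,"ay":0,"az":-0.069,"hand":80},
    {"dx":19,"dy":8,"dz":0,"ax":0,"ay":0,"az":-0.069,"hand":80},
    {"dx":25,"dy":11,"dz":0,"ax":0,"ay":0,"az":-0.069,"hand":80},
    {"dx":24,"dy":14,"dz":2,"ax":0,"ay":0,"az":-0.069,"hand":80},
    {"dx":24,"dy":15,"dz":3,"ax":0,"ay":0,"az":-0.069,"hand":80},
    {"dx":22,"dy":16,"dz":4,"ax":0,"ay":0,"az":-0.069,"hand":80},
    {"dx":21,"dy":18,"dz":4,"ax":0,"ay":0,"az":-0.069,"hand":80},
    {"dx":19,"dy":20,"dz":5,"ax":0,"ay":0,"az":-0.069,"hand":80},
    {"dx":19,"dy":21,"dz":6,"ax":0,"ay":0,"az":-0.069,"hand":80},
    {"dx":16,"dy":22,"dz":6,"ax":0,"ay":0,"az":-0.069,"hand":80},
  ],
)

```text
clock: 45.33
ee_pos: [444.0, 262.2, 173.1]
tcp_rot: [[-0.917, 0.399, -0.0], [0.399, 0.917, 0.001], [0.0, 0.001, -1.0]]
ft_force: [-0.3, 0.1, 0.9]
width: 80.0
```

>>> arm_command(
  series=[
    {"dx":16,"dy":23,"dz":6,"ax":0,"ay":0,"az":-0.069,"hand":80},
    {"dx":13,"dy":24,"dz":6,"ax":0,"ay":0,"az":-0.069,"hand":80},
    {"dx":12,"dy":25,"dz":6,"ax":0,"ay":0,"az":-0.069,"hand":80},
    {"dx":10,"dy":26,"dz":6,"ax":0,"ay":0,"az":-0.069,"hand":80},
    {"dx":7,"dy":19,"dz":8,"ax":0,"ay":0,"az":-0.069,"hand":80},
    {"dx":2,"dy":11,"dz":10,"ax":0,"ay":0,"az":-0.069,"hand":80},
    {"dx":0,"dy":0,"dz":10,"ax":0,"ay":0,"az":0,"hand":80},
    {"dx":0,"dy":0,"dz":10,"ax":0,"ay":0,"az":0,"hand":80},
    {"dx":0,"dy":0,"dz":6,"ax":0,"ay":0,"az":0,"hand":80},
    {"dx":0,"dy":0,"dz":2,"ax":0,"ay":0,"az":0,"hand":80},
  ],
)

```text
clock: 46.17
ee_pos: [421.3, 397.8, 102.0]
tcp_rot: [[-1.0, 0.005, -0.001], [0.005, 1.0, -0.002], [0.001, -0.002, -1.0]]
ft_force: [-0.6, -0.5, -0.1]
width: 80.2
```

```bash
python3 wl.py 24; python3 plan.py 421.2 399.6 25 90 10
```

```text
lid [258.8 221.7] [ 219  183   81   78 4952] [417.9 399.6  75.5] ray [417.6 399.6] tool [ 3.3  1.9 26.4]
t 46.2167 j [-47.  29.  -2. 105.   2.  47.  40.] from [421.5 397.9 102.3] yaw 89.7 turn 0.0 tilt [-0.0009 -0.0018]
0 0 4 -0
0 0 7 -0
0 0 9 -0
0 1 9 -0
0 -0 10 -0
0 0 9 -0
0 0 9 -0
0 1 10 -0
0 -0 7 -0
0 -0 3 -0
end [421.5 399.8  25.3]
```

View pics/w24.png

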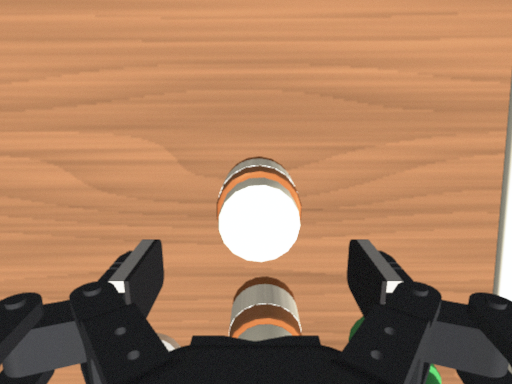

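>>> arm_command(
  series=[
    {"dx":0,"dy":0,"dz":4,"ax":0,"ay":0,"az":0,"hand":80},
    {"dx":1,"dy":0,"dz":7,"ax":0,"ay":0,"az":0,"hand":80},
    {"dx":0,"dy":1,"dz":9,"ax":0,"ay":0,"az":0,"hand":80},
    {"dx":0,"dy":0,"dz":10,"ax":0,"ay":0,"az":0,"hand":80},
    {"dx":0,"dy":0,"dz":10,"ax":0,"ay":0,"az":0,"hand":80},
    {"dx":0,"dy":0,"dz":10,"ax":0,"ay":0,"az":0,"hand":80},
    {"dx":0,"dy":1,"dz":10,"ax":0,"ay":0,"az":0,"hand":80},
    {"dx":0,"dy":0,"dz":9,"ax":0,"ay":0,"az":0,"hand":80},
    {"dx":0,"dy":0,"dz":6,"ax":0,"ay":0,"az":0,"hand":80},
    {"dx":0,"dy":0,"dz":3,"ax":0,"ay":0,"az":0,"hand":78},
  ],
)

```text
clock: 47.05
ee_pos: [420.2, 401.1, 24.0]
tcp_rot: [[-1.0, 0.003, -0.001], [0.003, 1.0, -0.001], [0.001, -0.001, -1.0]]
ft_force: [-0.3, 0.8, 0.6]
width: 77.7
```

>>> arm_command(
  series=[
    {"dx":0,"dy":0,"dz":0,"ax":0,"ay":0,"az":0,"hand":70},
    {"dx":0,"dy":0,"dz":0,"ax":0,"ay":0,"az":0,"hand":62},
    {"dx":0,"dy":0,"dz":0,"ax":0,"ay":0,"az":0,"hand":54},
    {"dx":0,"dy":0,"dz":0,"ax":0,"ay":0,"az":0,"hand":48},
    {"dx":0,"dy":0,"dz":0,"ax":0,"ay":0,"az":0,"hand":40},
    {"dx":0,"dy":0,"dz":0,"ax":0,"ay":0,"az":0,"hand":40},
    {"dx":0,"dy":0,"dz":0,"ax":0,"ay":0,"az":0,"hand":40},
    {"dx":0,"dy":0,"dz":0,"ax":0,"ay":0,"az":0,"hand":40},
    {"dx":0,"dy":0,"dz":0,"ax":0,"ay":0,"az":0,"hand":40},
    {"dx":0,"dy":0,"dz":0,"ax":0,"ay":0,"az":0,"hand":40},
  ],
)

```text
clock: 47.88
ee_pos: [421.0, 401.7, 26.1]
tcp_rot: [[-1.0, 0.003, 0.001], [0.003, 1.0, 0.001], [-0.001, 0.001, -1.0]]
ft_force: [-0.7, -2.8, 6.5]
width: 51.1
```

>>> arm_command(
  series=[
    {"dx":0,"dy":0,"dz":-4,"ax":0,"ay":0,"az":0,"hand":40},
    {"dx":0,"dy":0,"dz":-10,"ax":0,"ay":0,"az":0,"hand":40},
    {"dx":0,"dy":0,"dz":-18,"ax":0,"ay":0,"az":0,"hand":40},
    {"dx":0,"dy":0,"dz":-24,"ax":0,"ay":0,"az":0,"hand":40},
    {"dx":0,"dy":0,"dz":-26,"ax":0,"ay":0,"az":0,"hand":40},
    {"dx":0,"dy":0,"dz":-26,"ax":0,"ay":0,"az":0,"hand":40},
    {"dx":0,"dy":0,"dz":-26,"ax":0,"ay":0,"az":0,"hand":40},
    {"dx":0,"dy":0,"dz":-24,"ax":0,"ay":0,"az":0,"hand":40},
    {"dx":0,"dy":0,"dz":-16,"ax":0,"ay":0,"az":0,"hand":40},
    {"dx":0,"dy":0,"dz":-8,"ax":0,"ay":0,"az":0,"hand":40},
  ],
)

```text
clock: 48.72
ee_pos: [421.2, 402.3, 210.7]
tcp_rot: [[-1.0, 0.003, 0.003], [0.003, 1.0, 0.003], [-0.003, 0.003, -1.0]]
ft_force: [0.2, 0.4, -1.0]
width: 51.0
```

```bash
python3 wl.py 25; python3 plan.py 480 -20 215 98.7 18; python3 look.py 25 |grep table
```

```text
held? n 10836 tool mean [  6.7  -0.  -49.5] min [-10.7 -30.  -75. ] max [ 27.5  30.  -15. ]
t 48.7667 j [-47.  22.  -2.  98.   1.  60.  40.] from [421.3 402.5 210.9] yaw 89.8 turn 8.9 tilt [0.0031 0.0036]
-1 -10 -0 -0.009
-3 -20 -0 -0.009
-3 -26 -1 -0.009
-3 -26 -0 -0.009
-3 -26 -0 -0.009
-2 -26 -1 -0.009
-3 -26 -0 -0.009
-2 -26 -0 -0.009
-2 -26 -1 -0.009
-1 -26 -0 -0.009
-1 -26 -0 -0.009
-2 -27 -1 -0.009
-0 -26 -0 -0.009
-1 -26 -0 -0.009
-0 -26 -1 -0.009
-1 -26 -0 -0.009
1 -20 -0 -0.009
-0 -10 -0 -0.009
end [479.6 -19.7 214.5]
top jar-on-table [128.1 193.8] 179 [518.7 404.   75.7] r,a [355.4  98. ] mod72 -0.2
scene jar-on-table [360.2 287.8] 213 [518.5 403.6  76.6] r,a [355.1  98. ] mod72 -0.2
```

```bash
python3 plan.py 581.8 -38.9 210 98.7 20
```

```text
t 48.8667 j [-47.  22.  -2.  98.   1.  60.  40.] from [420.5 401.6 207.5] yaw 89.8 turn 8.9 tilt [0.0004 0.0006]
-4 -10 -0 -0.008
-6 -18 -0 -0.008
-9 -24 -0 -0.008
-8 -24 -0 -0.008
-8 -24 -1 -0.008
-8 -25 0 -0.008
-8 -24 0 -0.008
-7 -25 -0 -0.008
-7 -24 -0 -0.008
-8 -25 -0 -0.008
-7 -25 -0 -0.008
-6 -24 -1 -0.008
-7 -25 0 -0.008
-6 -25 0 -0.008
-6 -25 -0 -0.008
-6 -25 -0 -0.008
-6 -25 -0 -0.008
-5 -25 -0 -0.008
-4 -19 -1 -0.008
-3 -10 0 -0.008
end [582.3 -39.2 210.3]
```

>>> arm_command(
  series=[
    {"dx":-4,"dy":-10,"dz":-1,"ax":0,"ay":0,"az":-0.008,"hand":40},
    {"dx":-6,"dy":-18,"dz":-1,"ax":0,"ay":0,"az":-0.008,"hand":40},
    {"dx":-9,"dy":-24,"dz":-1,"ax":0,"ay":0,"az":-0.008,"hand":40},
    {"dx":-8,"dy":-24,"dz":-1,"ax":0,"ay":0,"az":-0.008,"hand":40},
    {"dx":-8,"dy":-24,"dz":-1,"ax":0,"ay":0,"az":-0.008,"hand":40},
    {"dx":-8,"dy":-25,"dz":0,"ax":0,"ay":0,"az":-0.008,"hand":40},
    {"dx":-8,"dy":-24,"dz":0,"ax":0,"ay":0,"az":-0.008,"hand":40},
    {"dx":-7,"dy":-25,"dz":0,"ax":0,"ay":0,"az":-0.008,"hand":40},
    {"dx":-7,"dy":-24,"dz":0,"ax":0,"ay":0,"az":-0.008,"hand":40},
    {"dx":-8,"dy":-25,"dz":0,"ax":0,"ay":0,"az":-0.008,"hand":40},
  ],
)

```text
clock: 49.7
ee_pos: [500.8, 179.8, 210.7]
tcp_rot: [[-0.997, -0.078, -0.003], [-0.078, 0.997, -0.001], [0.003, -0.001, -1.0]]
ft_force: [0.8, -0.3, -1.2]
width: 51.1
```

>>> arm_command(
  series=[
    {"dx":-7,"dy":-25,"dz":0,"ax":0,"ay":0,"az":-0.008,"hand":40},
    {"dx":-6,"dy":-24,"dz":0,"ax":0,"ay":0,"az":-0.008,"hand":40},
    {"dx":-7,"dy":-25,"dz":0,"ax":0,"ay":0,"az":-0.008,"hand":40},
    {"dx":-6,"dy":-25,"dz":0,"ax":0,"ay":0,"az":-0.008,"hand":40},
    {"dx":-6,"dy":-25,"dz":0,"ax":0,"ay":0,"az":-0.008,"hand":40},
    {"dx":-6,"dy":-25,"dz":0,"ax":0,"ay":0,"az":-0.008,"hand":40},
    {"dx":-6,"dy":-25,"dz":0,"ax":0,"ay":0,"az":-0.008,"hand":40},
    {"dx":-5,"dy":-25,"dz":0,"ax":0,"ay":0,"az":-0.008,"hand":40},
    {"dx":-4,"dy":-19,"dz":0,"ax":0,"ay":0,"az":-0.008,"hand":40},
    {"dx":-3,"dy":-10,"dz":0,"ax":0,"ay":0,"az":-0.008,"hand":40},
  ],
)

```text
clock: 50.53
ee_pos: [581.8, -42.8, 210.5]
tcp_rot: [[-0.988, -0.154, -0.003], [-0.154, 0.988, -0.002], [0.003, -0.001, -1.0]]
ft_force: [1.1, 0.2, -0.6]
width: 51.2
```

```bash
python3 wl.py 26; python3 plan.py 581.8 -38.9 106 98.7 9; python3 - <<'E'
from workcell import bot
import cv2
p,d=bot.capture("scene");cv2.imwrite("pics/s26.png",cv2.resize(p[60:260,150:350,::-1],None,fx=3,fy=3))
E
```

```text
lid [350.6  71.2] [ 319   37   64   69 3429] [486.7   8.  113.6] ray [486.6   7.9] tool [85.9 64.9 97. ]
lid [489.5 116.8] [ 463   84   49   65 2570] [501.3 111.1 113.8] ray [501.1 110.9] tool [ 55.6 164.5  96.6]
held? n 10715 tool mean [  6.6  -0.1 -49.5] min [-11.4 -29.7 -74.7] max [ 24.1  29.7 -15. ]
t 50.5833 j [ -5.  22.   6.  98.  -2.  60. 100.] from [582.3 -43.9 210.5] yaw 98.8 turn 0.0 tilt [-0.0023 -0.0023]
-0 0 6 -0
-0 1 10 -0
-0 1 15 -0
-0 0 14 -0
-0 1 14 -0
-0 1 15 -0
-0 0 14 -0
-1 1 11 -0
0 0 5 -0
end [582.3 -39.  106.5]
```

View pics/w26.png

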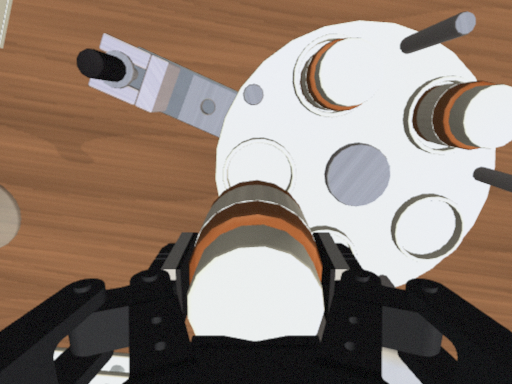

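View pics/s26.png

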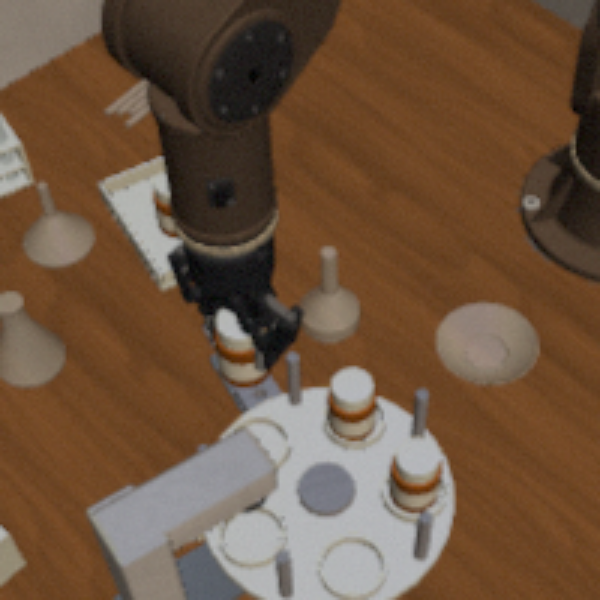

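>>> arm_command(
  series=[
    {"dx":0,"dy":0,"dz":6,"ax":0,"ay":0,"az":0,"hand":40},
    {"dx":0,"dy":1,"dz":10,"ax":0,"ay":0,"az":0,"hand":40},
    {"dx":0,"dy":0,"dz":14,"ax":0,"ay":0,"az":0,"hand":40},
    {"dx":0,"dy":1,"dz":15,"ax":0,"ay":0,"az":0,"hand":40},
    {"dx":0,"dy":0,"dz":15,"ax":0,"ay":0,"az":0,"hand":40},
    {"dx":0,"dy":0,"dz":15,"ax":0,"ay":0,"az":0,"hand":40},
    {"dx":0,"dy":0,"dz":12,"ax":0,"ay":0,"az":0,"hand":40},
    {"dx":0,"dy":0,"dz":9,"ax":0,"ay":0,"az":0,"hand":40},
    {"dx":0,"dy":0,"dz":5,"ax":0,"ay":0,"az":0,"hand":40},
    {"dx":0,"dy":0,"dz":2,"ax":0,"ay":0,"az":0,"hand":40},
  ],
)

```text
clock: 51.47
ee_pos: [581.2, -36.4, 108.1]
tcp_rot: [[-0.988, -0.157, -0.002], [-0.157, 0.988, 0.0], [0.002, 0.001, -1.0]]
ft_force: [-0.2, 0.2, -1.5]
width: 51.1
```

>>> arm_command(
  series=[
    {"dx":0,"dy":0,"dz":0,"ax":0,"ay":0,"az":0,"hand":40},
    {"dx":0,"dy":0,"dz":0,"ax":0,"ay":0,"az":0,"hand":40},
    {"dx":0,"dy":0,"dz":0,"ax":0,"ay":0,"az":0,"hand":40},
    {"dx":0,"dy":0,"dz":0,"ax":0,"ay":0,"az":0,"hand":40},
    {"dx":0,"dy":0,"dz":0,"ax":0,"ay":0,"az":0,"hand":40},
    {"dx":0,"dy":0,"dz":0,"ax":0,"ay":0,"az":0,"hand":40},
    {"dx":0,"dy":0,"dz":0,"ax":0,"ay":0,"az":0,"hand":40},
    {"dx":0,"dy":0,"dz":0,"ax":0,"ay":0,"az":0,"hand":40},
    {"dx":0,"dy":0,"dz":0,"ax":0,"ay":0,"az":0,"hand":40},
    {"dx":0,"dy":0,"dz":0,"ax":0,"ay":0,"az":0,"hand":40},
  ],
)

```text
clock: 52.3
ee_pos: [582.0, -37.2, 109.3]
tcp_rot: [[-0.988, -0.156, 0.0], [-0.156, 0.988, 0.0], [-0.0, 0.0, -1.0]]
ft_force: [0.4, -0.2, -1.8]
width: 51.1
```

```bash
python3 wl.py 27; python3 plan.py 581.8 -38.9 70 98.7 8
```

```text
held? n 10703 tool mean [  6.6  -0.1 -49.5] min [-10.5 -29.9 -74.5] max [ 26.5  29.6 -15. ]
t 52.35 j [ -5.  28.   5. 104.  -3.  48. 100.] from [582.  -37.2 109.2] yaw 99.0 turn 0.0 tilt [-0.0001  0.    ]
0 -0 2 -0
0 -0 5 -0
0 -1 6 -0
0 0 7 -0
0 -0 6 -0
0 -0 6 -0
0 -1 5 -0
0 0 2 -0
end [582.3 -39.2  70.2]
```

View pics/w27.png

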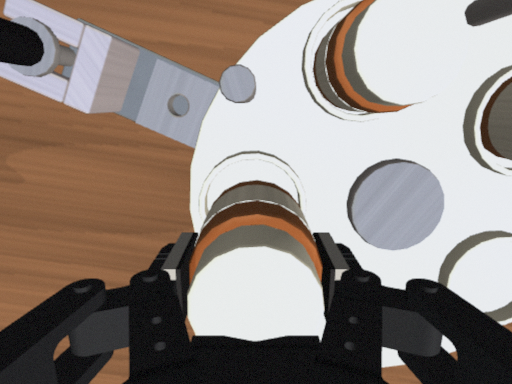

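>>> arm_command(
  series=[
    {"dx":0,"dy":-0.5,"dz":2,"ax":0,"ay":0,"az":0,"hand":40},
    {"dx":0,"dy":-0.5,"dz":5,"ax":0,"ay":0,"az":0,"hand":40},
    {"dx":0,"dy":-0.5,"dz":6,"ax":0,"ay":0,"az":0,"hand":40},
    {"dx":0,"dy":0,"dz":6,"ax":0,"ay":0,"az":0,"hand":40},
    {"dx":0,"dy":0,"dz":6,"ax":0,"ay":0,"az":0,"hand":40},
    {"dx":0,"dy":0,"dz":6,"ax":0,"ay":0,"az":0,"hand":40},
    {"dx":0,"dy":0,"dz":5,"ax":0,"ay":0,"az":0,"hand":40},
    {"dx":0,"dy":0,"dz":3,"ax":0,"ay":0,"az":0,"hand":40},
    {"dx":0,"dy":0,"dz":1,"ax":0,"ay":0,"az":0,"hand":40},
    {"dx":0,"dy":0,"dz":0,"ax":0,"ay":0,"az":0,"hand":40},
  ],
)

```text
clock: 53.18
ee_pos: [582.1, -38.7, 69.0]
tcp_rot: [[-0.988, -0.156, -0.0], [-0.156, 0.988, 0.0], [0.0, 0.0, -1.0]]
ft_force: [0.3, -0.2, -0.8]
width: 50.7
```

>>> arm_command(
  series=[
    {"dx":0,"dy":0,"dz":1,"ax":0,"ay":0,"az":0,"hand":40},
    {"dx":0,"dy":0,"dz":1,"ax":0,"ay":0,"az":0,"hand":40},
    {"dx":0,"dy":0,"dz":1,"ax":0,"ay":0,"az":0,"hand":40},
    {"dx":0,"dy":0,"dz":1,"ax":0,"ay":0,"az":0,"hand":40},
    {"dx":0,"dy":0,"dz":0.5,"ax":0,"ay":0,"az":0,"hand":40},
    {"dx":0,"dy":0,"dz":0.5,"ax":0,"ay":0,"az":0,"hand":40},
    {"dx":0,"dy":0,"dz":0,"ax":0,"ay":0,"az":0,"hand":40},
    {"dx":0,"dy":0,"dz":0,"ax":0,"ay":0,"az":0,"hand":40},
    {"dx":0,"dy":0,"dz":0,"ax":0,"ay":0,"az":0,"hand":40},
    {"dx":0,"dy":0,"dz":0,"ax":0,"ay":0,"az":0,"hand":40},
  ],
)

```text
clock: 54.02
ee_pos: [582.3, -38.8, 64.4]
tcp_rot: [[-0.988, -0.156, 0.0], [-0.156, 0.988, 0.0], [-0.0, -0.0, -1.0]]
ft_force: [0.1, -0.7, -0.7]
width: 51.2
```

>>> arm_command(
  series=[
    {"dx":0,"dy":0,"dz":0.7,"ax":0,"ay":0,"az":0,"hand":40},
    {"dx":0,"dy":0,"dz":0,"ax":0,"ay":0,"az":0,"hand":51},
    {"dx":0,"dy":0,"dz":0,"ax":0,"ay":0,"az":0,"hand":54},
    {"dx":0,"dy":0,"dz":0,"ax":0,"ay":0,"az":0,"hand":60},
    {"dx":0,"dy":0,"dz":0,"ax":0,"ay":0,"az":0,"hand":68},
    {"dx":0,"dy":0,"dz":0,"ax":0,"ay":0,"az":0,"hand":75},
    {"dx":0,"dy":0,"dz":-4,"ax":0,"ay":0,"az":0,"hand":75},
    {"dx":0,"dy":0,"dz":-10,"ax":0,"ay":0,"az":0,"hand":75},
    {"dx":0,"dy":0,"dz":-20,"ax":0,"ay":0,"az":0,"hand":75},
    {"dx":0,"dy":0,"dz":-28,"ax":0,"ay":0,"az":0,"hand":78},
  ],
)

```text
clock: 54.85
ee_pos: [580.9, -38.7, 125.4]
tcp_rot: [[-0.988, -0.157, -0.003], [-0.157, 0.988, -0.0], [0.003, 0.0, -1.0]]
ft_force: [1.8, -0.2, 0.4]
width: 77.9
```

>>> arm_command(
  series=[
    {"dx":0,"dy":0,"dz":-30,"ax":0,"ay":0,"az":0,"hand":80},
    {"dx":0,"dy":0,"dz":-28,"ax":0,"ay":0,"az":0,"hand":80},
    {"dx":0,"dy":0,"dz":-20,"ax":0,"ay":0,"az":0,"hand":80},
    {"dx":0,"dy":0,"dz":-12,"ax":0,"ay":0,"az":0,"hand":80},
    {"dx":0,"dy":0,"dz":-5,"ax":0,"ay":0,"az":0,"hand":80},
    {"dx":0,"dy":0,"dz":0,"ax":0,"ay":0,"az":0,"hand":80},
    {"dx":0,"dy":0,"dz":0,"ax":0,"ay":0,"az":0,"hand":80},
    {"dx":0,"dy":0,"dz":0,"ax":0,"ay":0,"az":0,"hand":80},
    {"dx":0,"dy":0,"dz":0,"ax":0,"ay":0,"az":0,"hand":80},
    {"dx":0,"dy":0,"dz":0,"ax":0,"ay":0,"az":0,"hand":80},
  ],
)

```text
clock: 55.68
ee_pos: [581.8, -38.7, 219.7]
tcp_rot: [[-0.988, -0.156, -0.002], [-0.156, 0.988, -0.0], [0.002, 0.0, -1.0]]
ft_force: [0.8, -0.3, -0.3]
width: 80.2
```

```bash
python3 wl.py 28; python3 look.py 28 ; python3 plan.py 518.7 403.8 190 63 20
```

```text
lid [341.3  71.7] [ 311   39   62   66 3178] [486.7   7.9 113.6] ray [486.7   7.8] tool [ 86.4  60.9 106.2]
lid [479.8 114.8] [ 450   84   61   62 2857] [500.  114.1 113.8] ray [499.9 113.9] tool [ 56.7 163.7 106. ]
lid [254.7 188.5] [ 226  162   58   55 2440] [580.2 -39.2 113.5] ray [580.  -39.3] tool [  1.4  -0.3 106.1]
top post [226.2 136.4] 23 [674.8 106.1 122.5] r,a [119.8  26.8] mod72 0.6
top post [203.8 179.2] 20 [550.  170.3 122.1] r,a [119.6  98.6] mod72 0.4
top post [218.8 199.9] 22 [491.  128.2 114.6] r,a [108.2 135.2] mod72 -35.0
top post [238.8 213.8] 20 [450.1  71.1 121.5] r,a [119.3 170.8] mod72 0.6
top jar-on-disc [223.4 195.9] 191 [502.4 115.1 114. ] r,a [ 90.9 136. ] mod72 -34.2
top jar-on-table [128.2 193.7] 180 [519.  403.7  75.8] r,a [355.1  97.9] mod72 -0.3
top jar-in-tray [392.7 222.8] 202 [ 421.3 -370.2   80.3] r,a [ 446.9 -109.2] mod72 8.6
scene post [247.9 180.4] 12 [512.8 -51.3 119.7] r,a [ 117.  -118.1] mod72 -0.3
scene post [268.2 183.2] 22 [472.8  -1.5 115.2] r,a [ 109.1 -150.6] mod72 -32.8
scene post [290.6 191.4] 19 [448.3  71.1 121.7] r,a [121.2 170.9
[... 538 characters left out ...]
5.3 114.9] r,a [ 92.1 136.6] mod72 -33.6
scene jar-on-table [360.1 287.8] 215 [518.9 403.6  76.8] r,a [355.   97.9] mod72 -0.3
scene jar-in-tray [204.4 121.1] 47 [ 428.5 -376.5   81.5] r,a [ 450.7 -108. ] mod72 9.8
scene pin [224.6 162.5] 21 [ 510.4 -167.4  102.1] r,a [ 226.8 -104.7] mod72 13.1
t 55.8333 j [ -5.  22.   6.  97.  -2.  61. 100.] from [582.1 -38.7 220.2] yaw 99.0 turn -36.0 tilt [-0.0008  0.    ]
-0 10 1 0.031
0 18 1 0.031
1 24 2 0.031
2 25 1 0.031
3 24 2 0.031
3 24 1 0.031
4 24 2 0.031
5 24 2 0.031
6 24 1 0.031
6 24 2 0.031
8 23 2 0.031
7 23 1 0.031
9 23 2 0.031
9 23 2 0.031
10 22 1 0.031
11 22 2 0.031
11 22 2 0.031
12 21 1 0.031
9 16 2 0.031
6 8 0 0.031
end [518.5 404.1 190.2]
```

View pics/w28.png

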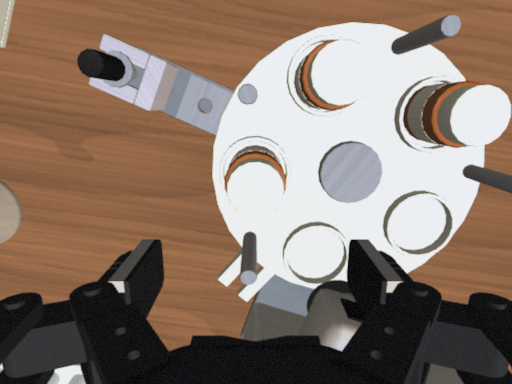

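```bash
python3 plan.py 518.8 403.8 190 40 20
```

```text
t 55.8333 j [ -5.  22.   6.  97.  -2.  61. 100.] from [582.1 -38.7 220.2] yaw 99.0 turn -59.0 tilt [-0.0008  0.    ]
-0 10 1 0.051
0 18 1 0.051
3 24 2 0.051
3 25 1 0.051
5 24 2 0.051
5 23 1 0.051
7 24 2 0.051
9 23 2 0.051
9 22 1 0.051
10 22 2 0.051
12 22 2 0.051
13 21 1 0.051
13 20 2 0.051
15 19 2 0.051
16 19 1 0.051
17 18 2 0.051
17 17 2 0.051
18 16 1 0.051
15 11 2 0.051
8 6 0 0.051
end [518.6 403.8 190.2]
```

>>> arm_command(
  series=[
    {"dx":0,"dy":10,"dz":0,"ax":0,"ay":0,"az":0.051,"hand":80},
    {"dx":0,"dy":18,"dz":0,"ax":0,"ay":0,"az":0.051,"hand":80},
    {"dx":3,"dy":24,"dz":0,"ax":0,"ay":0,"az":0.051,"hand":80},
    {"dx":3,"dy":25,"dz":0,"ax":0,"ay":0,"az":0.051,"hand":80},
    {"dx":5,"dy":24,"dz":0,"ax":0,"ay":0,"az":0.051,"hand":80},
    {"dx":5,"dy":23,"dz":0,"ax":0,"ay":0,"az":0.051,"hand":80},
    {"dx":7,"dy":24,"dz":0,"ax":0,"ay":0,"az":0.051,"hand":80},
    {"dx":9,"dy":23,"dz":0,"ax":0,"ay":0,"az":0.051,"hand":80},
    {"dx":9,"dy":22,"dz":0,"ax":0,"ay":0,"az":0.051,"hand":80},
    {"dx":10,"dy":22,"dz":0,"ax":0,"ay":0,"az":0.051,"hand":80},
  ],
)

```text
clock: 56.67
ee_pos: [550.5, 183.2, 220.5]
tcp_rot: [[-0.937, 0.348, -0.0], [0.348, 0.937, -0.0], [0.0, -0.0, -1.0]]
ft_force: [-0.0, -0.5, 0.6]
width: 80.2
```

>>> arm_command(
  series=[
    {"dx":12,"dy":22,"dz":0,"ax":0,"ay":0,"az":0.051,"hand":80},
    {"dx":13,"dy":21,"dz":2,"ax":0,"ay":0,"az":0.051,"hand":80},
    {"dx":13,"dy":20,"dz":4,"ax":0,"ay":0,"az":0.051,"hand":80},
    {"dx":15,"dy":19,"dz":6,"ax":0,"ay":0,"az":0.051,"hand":80},
    {"dx":16,"dy":19,"dz":6,"ax":0,"ay":0,"az":0.051,"hand":80},
    {"dx":17,"dy":18,"dz":6,"ax":0,"ay":0,"az":0.051,"hand":80},
    {"dx":17,"dy":17,"dz":6,"ax":0,"ay":0,"az":0.051,"hand":80},
    {"dx":18,"dy":16,"dz":6,"ax":0,"ay":0,"az":0.051,"hand":80},
    {"dx":15,"dy":11,"dz":6,"ax":0,"ay":0,"az":0.051,"hand":80},
    {"dx":8,"dy":6,"dz":4,"ax":0,"ay":0,"az":0.051,"hand":80},
  ],
)

```text
clock: 57.5
ee_pos: [517.1, 407.1, 173.5]
tcp_rot: [[-0.651, 0.759, -0.001], [0.759, 0.651, 0.001], [0.001, -0.001, -1.0]]
ft_force: [-0.2, 0.1, -0.4]
width: 80.2
```

>>> arm_command(
  series=[
    {"dx":0,"dy":0,"dz":4,"ax":0,"ay":0,"az":0,"hand":80},
    {"dx":0,"dy":0,"dz":8,"ax":0,"ay":0,"az":0,"hand":80},
    {"dx":0,"dy":0,"dz":12,"ax":0,"ay":0,"az":0,"hand":80},
    {"dx":0,"dy":0,"dz":14,"ax":0,"ay":0,"az":0,"hand":80},
    {"dx":0,"dy":0,"dz":12,"ax":0,"ay":0,"az":0,"hand":80},
    {"dx":0,"dy":0,"dz":8,"ax":0,"ay":0,"az":0,"hand":80},
    {"dx":0,"dy":0,"dz":4,"ax":0,"ay":0,"az":0,"hand":80},
    {"dx":0,"dy":0,"dz":0,"ax":0,"ay":0,"az":0,"hand":80},
    {"dx":0,"dy":0,"dz":0,"ax":0,"ay":0,"az":0,"hand":80},
    {"dx":0,"dy":0,"dz":0,"ax":0,"ay":0,"az":0,"hand":80},
  ],
)

```text
clock: 58.33
ee_pos: [519.3, 404.0, 113.3]
tcp_rot: [[-0.65, 0.76, 0.001], [0.76, 0.65, 0.001], [0.0, 0.001, -1.0]]
ft_force: [-0.2, 0.3, 0.4]
width: 80.2
```

```bash
python3 wl.py 29; python3 plan.py 518.8 403.8 25 40 10
```

```text
lid [252.2 215.3] [ 214  177   77   76 4484] [516.  405.2  75.4] ray [515.8 405.5] tool [ 3.  -1.7 37.9]
lid [220.7 331.8] [185 324  70  21 508] [552.4 331.4  72.2] ray [550.8 333.9] tool [-76.7 -22.1  41. ]
t 58.3833 j [-50.  34.  11.  93.  -8.  53.   5.] from [519.3 404.1 113.4] yaw 40.6 turn 0.0 tilt [0.001  0.0009]
0 -0 4 -0
0 -0 8 -0
0 -0 11 -0
0 -0 11 -0
0 -0 10 -0
0 -0 11 -0
0 -1 10 -0
0 0 11 -0
0 0 8 -0
0 0 4 -0
end [518.6 403.6  25.4]
```

View pics/w29.png

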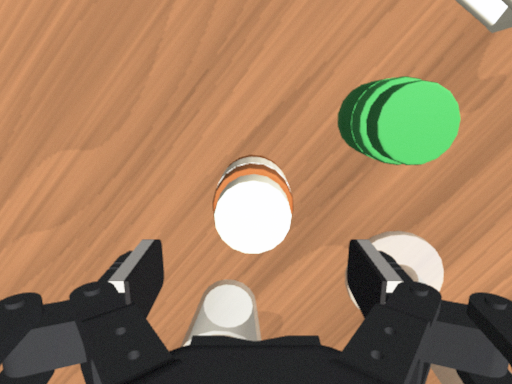

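>>> arm_command(
  series=[
    {"dx":0,"dy":0,"dz":4,"ax":0,"ay":0,"az":0,"hand":80},
    {"dx":1,"dy":0,"dz":8,"ax":0,"ay":0,"az":0,"hand":80},
    {"dx":0,"dy":-1,"dz":11,"ax":0,"ay":0,"az":0,"hand":80},
    {"dx":0,"dy":0,"dz":11,"ax":0,"ay":0,"az":0,"hand":80},
    {"dx":0,"dy":0,"dz":11,"ax":0,"ay":0,"az":0,"hand":80},
    {"dx":0,"dy":0,"dz":11,"ax":0,"ay":0,"az":0,"hand":80},
    {"dx":0,"dy":0,"dz":11,"ax":0,"ay":0,"az":0,"hand":80},
    {"dx":0,"dy":0,"dz":10,"ax":0,"ay":0,"az":0,"hand":80},
    {"dx":0,"dy":0,"dz":7,"ax":0,"ay":0,"az":0,"hand":80},
    {"dx":0,"dy":0,"dz":3,"ax":0,"ay":0,"az":0,"hand":80},
  ],
)

```text
clock: 59.22
ee_pos: [516.9, 403.5, 24.0]
tcp_rot: [[-0.65, 0.76, -0.001], [0.76, 0.65, -0.001], [-0.0, -0.002, -1.0]]
ft_force: [-0.1, 0.1, 0.3]
width: 79.9
```

>>> arm_command(
  series=[
    {"dx":0,"dy":0,"dz":0,"ax":0,"ay":0,"az":0,"hand":75},
    {"dx":0,"dy":0,"dz":0,"ax":0,"ay":0,"az":0,"hand":66},
    {"dx":0,"dy":0,"dz":0,"ax":0,"ay":0,"az":0,"hand":58},
    {"dx":0,"dy":0,"dz":0,"ax":0,"ay":0,"az":0,"hand":50},
    {"dx":0,"dy":0,"dz":0,"ax":0,"ay":0,"az":0,"hand":40},
    {"dx":0,"dy":0,"dz":0,"ax":0,"ay":0,"az":0,"hand":40},
    {"dx":0,"dy":0,"dz":0,"ax":0,"ay":0,"az":0,"hand":40},
    {"dx":0,"dy":0,"dz":0,"ax":0,"ay":0,"az":0,"hand":40},
    {"dx":0,"dy":0,"dz":0,"ax":0,"ay":0,"az":0,"hand":40},
    {"dx":0,"dy":0,"dz":0,"ax":0,"ay":0,"az":0,"hand":40},
  ],
)

```text
clock: 60.05
ee_pos: [517.8, 404.3, 26.6]
tcp_rot: [[-0.65, 0.76, 0.001], [0.76, 0.65, 0.001], [0.0, 0.001, -1.0]]
ft_force: [-1.1, -0.7, 6.2]
width: 51.0
```

>>> arm_command(
  series=[
    {"dx":0,"dy":0,"dz":-4,"ax":0,"ay":0,"az":0,"hand":40},
    {"dx":0,"dy":0,"dz":-10,"ax":0,"ay":0,"az":0,"hand":40},
    {"dx":0,"dy":0,"dz":-18,"ax":0,"ay":0,"az":0,"hand":40},
    {"dx":0,"dy":0,"dz":-24,"ax":0,"ay":0,"az":0,"hand":40},
    {"dx":0,"dy":0,"dz":-26,"ax":0,"ay":0,"az":0,"hand":40},
    {"dx":0,"dy":0,"dz":-26,"ax":0,"ay":0,"az":0,"hand":40},
    {"dx":0,"dy":0,"dz":-26,"ax":0,"ay":0,"az":0,"hand":40},
    {"dx":0,"dy":0,"dz":-24,"ax":0,"ay":0,"az":0,"hand":40},
    {"dx":0,"dy":0,"dz":-12,"ax":0,"ay":0,"az":0,"hand":40},
    {"dx":0,"dy":0,"dz":-5,"ax":0,"ay":0,"az":0,"hand":40},
  ],
)

```text
clock: 60.88
ee_pos: [518.3, 404.6, 203.4]
tcp_rot: [[-0.65, 0.76, 0.003], [0.76, 0.65, 0.003], [0.0, 0.004, -1.0]]
ft_force: [-0.3, 0.7, -1.8]
width: 50.9
```

```bash
python3 wl.py 30; python3 plan.py 610.1 133.8 200 62.7 15
```

```text
lid [467.3  13.3] [ 429    0   75   40 1358] [554.1 605.4  74.1] ray [553.5 604.4] tool [129.3 157.3 130. ]
held? n 11460 tool mean [  7.1   0.5 -48.2] min [-10.9 -29.9 -74.6] max [ 23.2  29.7 -15.3]
t 60.9333 j [-50.  29.  12.  88.  -7.  63.   4.] from [518.  404.4 202.7] yaw 40.6 turn 22.1 tilt [0.0021 0.0021]
-8 -3 0 -0.026
-15 -7 0 -0.026
-19 -9 0 -0.026
-20 -9 1 -0.026
-19 -10 -0 -0.026
-18 -11 -0 -0.026
-19 -11 0 -0.026
-18 -11 0 -0.026
-18 -12 0 -0.026
-18 -12 1 -0.026
-17 -13 -0 -0.026
-17 -13 -0 -0.026
-16 -14 0 -0.026
-12 -11 0 -0.026
-7 -6 0 -0.026
end [610.1 133.2 200.4]
```

>>> arm_command(
  series=[
    {"dx":-8,"dy":-3,"dz":0,"ax":0,"ay":0,"az":-0.026,"hand":40},
    {"dx":-15,"dy":-7,"dz":0,"ax":0,"ay":0,"az":-0.026,"hand":40},
    {"dx":-19,"dy":-9,"dz":0,"ax":0,"ay":0,"az":-0.026,"hand":40},
    {"dx":-20,"dy":-9,"dz":0,"ax":0,"ay":0,"az":-0.026,"hand":40},
    {"dx":-19,"dy":-10,"dz":0,"ax":0,"ay":0,"az":-0.026,"hand":40},
    {"dx":-18,"dy":-11,"dz":0,"ax":0,"ay":0,"az":-0.026,"hand":40},
    {"dx":-19,"dy":-11,"dz":0,"ax":0,"ay":0,"az":-0.026,"hand":40},
    {"dx":-18,"dy":-11,"dz":0,"ax":0,"ay":0,"az":-0.026,"hand":40},
    {"dx":-18,"dy":-12,"dz":0,"ax":0,"ay":0,"az":-0.026,"hand":40},
    {"dx":-18,"dy":-12,"dz":0,"ax":0,"ay":0,"az":-0.026,"hand":40},
  ],
)

```text
clock: 61.77
ee_pos: [580.5, 216.3, 198.7]
tcp_rot: [[-0.825, 0.566, -0.003], [0.566, 0.825, -0.001], [0.002, -0.003, -1.0]]
ft_force: [0.6, -0.2, -2.0]
width: 50.8
```

>>> arm_command(
  series=[
    {"dx":-17,"dy":-13,"dz":0,"ax":0,"ay":0,"az":-0.026,"hand":40},
    {"dx":-17,"dy":-13,"dz":0,"ax":0,"ay":0,"az":-0.026,"hand":40},
    {"dx":-16,"dy":-14,"dz":0,"ax":0,"ay":0,"az":-0.026,"hand":40},
    {"dx":-12,"dy":-11,"dz":0,"ax":0,"ay":0,"az":-0.026,"hand":40},
    {"dx":-7,"dy":-6,"dz":0,"ax":0,"ay":0,"az":-0.026,"hand":40},
    {"dx":0,"dy":0,"dz":0,"ax":0,"ay":0,"az":0,"hand":40},
    {"dx":0,"dy":0,"dz":0,"ax":0,"ay":0,"az":0,"hand":40},
    {"dx":0,"dy":0,"dz":0,"ax":0,"ay":0,"az":0,"hand":40},
    {"dx":0,"dy":0,"dz":0,"ax":0,"ay":0,"az":0,"hand":40},
    {"dx":0,"dy":0,"dz":0,"ax":0,"ay":0,"az":0,"hand":40},
  ],
)

```text
clock: 62.6
ee_pos: [609.1, 134.0, 200.3]
tcp_rot: [[-0.891, 0.454, -0.001], [0.454, 0.891, 0.0], [0.001, 0.0, -1.0]]
ft_force: [0.2, 0.2, -0.3]
width: 51.0
```

```bash
python3 plan.py 610.1 133.8 106 62.7 8; python3 - <<'E'
from workcell import bot
import cv2
p,d=bot.capture("scene");cv2.imwrite("pics/s31.png",cv2.resize(p[90:290,170:370,::-1],None,fx=3,fy=3))
E
```

```text
t 62.6 j [-24.  26.   9.  93.  -5.  61.  50.] from [609.1 134.  200.3] yaw 63.0 turn 0.0 tilt [-0.0006  0.0003]
-0 0 6 -0
-0 0 11 -0
-0 0 15 -0
-1 0 15 -0
0 0 15 -0
0 0 15 -0
-0 0 11 -0
-0 0 6 -0
end [609.9 133.6 106.3]
```

View pics/s31.png

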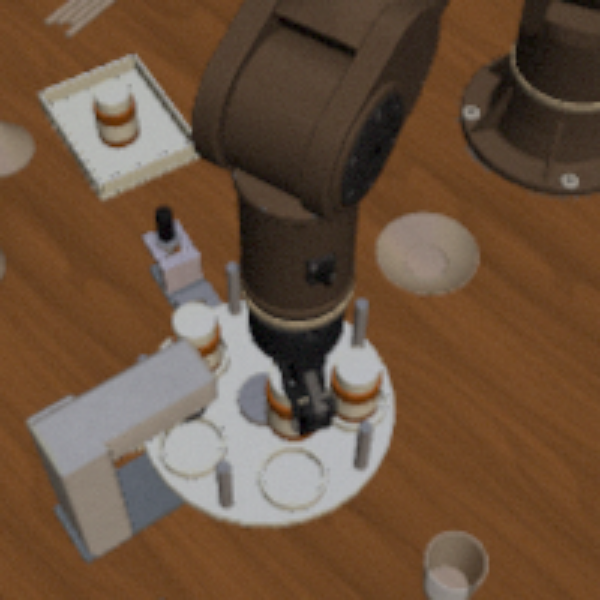

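>>> arm_command(
  series=[
    {"dx":0,"dy":0,"dz":6,"ax":0,"ay":0,"az":0,"hand":40},
    {"dx":0,"dy":0,"dz":11,"ax":0,"ay":0,"az":0,"hand":40},
    {"dx":0,"dy":0,"dz":14,"ax":0,"ay":0,"az":0,"hand":40},
    {"dx":0,"dy":0,"dz":15,"ax":0,"ay":0,"az":0,"hand":40},
    {"dx":0,"dy":0,"dz":15,"ax":0,"ay":0,"az":0,"hand":40},
    {"dx":0,"dy":0,"dz":14,"ax":0,"ay":0,"az":0,"hand":40},
    {"dx":0,"dy":0,"dz":10,"ax":0,"ay":0,"az":0,"hand":40},
    {"dx":0,"dy":0,"dz":6,"ax":0,"ay":0,"az":0,"hand":40},
    {"dx":0,"dy":0,"dz":2,"ax":0,"ay":0,"az":0,"hand":40},
    {"dx":0,"dy":0,"dz":0,"ax":0,"ay":0,"az":0,"hand":40},
  ],
)

```text
clock: 63.48
ee_pos: [609.3, 132.7, 107.2]
tcp_rot: [[-0.89, 0.455, -0.001], [0.455, 0.89, -0.0], [0.001, -0.0, -1.0]]
ft_force: [0.1, -0.4, -0.3]
width: 50.6
```

```bash
python3 wl.py 32; python3 plan.py 610.1 133.8 70 62.7 8
```

```text
lid [487.3  15. ] [479   0  16  36 376] [565.9 280.9  72.2] ray [565.6 278.4] tool [106.1 112.1  35. ]
lid [169.6  58.5] [153  12  25  87 378] [513.3 134.3  73.7] ray [513.7 134.8] tool [ 86.2 -42.3  33.5]
lid [ 15.2 290.9] [  0 267  30  50 632] [582.5 -14.4  72.7] ray [581.9 -11.1] tool [ -43.2 -143.2   34.5]
lid [288.1 211.3] [251 196  63  47 326] [597.1 154.6 115.7] ray [597.6 154.4] tool [20.9 13.9 -8.5]
held? n 10916 tool mean [  6.4   0.4 -48.7] min [-10.9 -29.9 -74.9] max [ 22.8  29.9 -15.1]
t 63.5333 j [-23.  32.   8.  99.  -6.  50.  51.] from [609.7 132.8 107.8] yaw 62.9 turn 0.0 tilt [0.0004 0.0001]
0 0 2 -0
0 0 5 -0
0 0 6 -0
0 1 6 -0
0 -0 6 -0
0 -0 6 -0
0 -0 4 -0
0 0 3 -0
end [610.2 133.7  69.8]
```

View pics/w32.png

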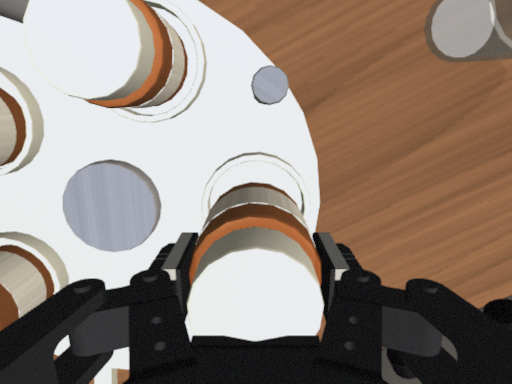

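>>> arm_command(
  series=[
    {"dx":0,"dy":0.5,"dz":2,"ax":0,"ay":0,"az":0,"hand":40},
    {"dx":0,"dy":0.5,"dz":5,"ax":0,"ay":0,"az":0,"hand":40},
    {"dx":0,"dy":0,"dz":6,"ax":0,"ay":0,"az":0,"hand":40},
    {"dx":0,"dy":0,"dz":6,"ax":0,"ay":0,"az":0,"hand":40},
    {"dx":0,"dy":0,"dz":6,"ax":0,"ay":0,"az":0,"hand":40},
    {"dx":0,"dy":0,"dz":6,"ax":0,"ay":0,"az":0,"hand":40},
    {"dx":0,"dy":0,"dz":4,"ax":0,"ay":0,"az":0,"hand":40},
    {"dx":0,"dy":0,"dz":2,"ax":0,"ay":0,"az":0,"hand":40},
    {"dx":0,"dy":0,"dz":1,"ax":0,"ay":0,"az":0,"hand":40},
    {"dx":0,"dy":0,"dz":0,"ax":0,"ay":0,"az":0,"hand":40},
  ],
)

```text
clock: 64.37
ee_pos: [609.9, 133.6, 69.4]
tcp_rot: [[-0.89, 0.455, -0.0], [0.455, 0.89, -0.0], [0.0, -0.0, -1.0]]
ft_force: [-0.7, 0.4, -1.7]
width: 50.8
```

>>> arm_command(
  series=[
    {"dx":0,"dy":0,"dz":1,"ax":0,"ay":0,"az":0,"hand":40},
    {"dx":0,"dy":0,"dz":1,"ax":0,"ay":0,"az":0,"hand":40},
    {"dx":0,"dy":0,"dz":1,"ax":0,"ay":0,"az":0,"hand":40},
    {"dx":0,"dy":0,"dz":1,"ax":0,"ay":0,"az":0,"hand":40},
    {"dx":0,"dy":0,"dz":0.5,"ax":0,"ay":0,"az":0,"hand":40},
    {"dx":0,"dy":0,"dz":0.5,"ax":0,"ay":0,"az":0,"hand":40},
    {"dx":0,"dy":0,"dz":0,"ax":0,"ay":0,"az":0,"hand":40},
    {"dx":0,"dy":0,"dz":0,"ax":0,"ay":0,"az":0,"hand":40},
    {"dx":0,"dy":0,"dz":0,"ax":0,"ay":0,"az":0,"hand":40},
    {"dx":0,"dy":0,"dz":0,"ax":0,"ay":0,"az":0,"hand":40},
  ],
)

```text
clock: 65.2
ee_pos: [610.0, 133.7, 64.6]
tcp_rot: [[-0.89, 0.455, 0.0], [0.455, 0.89, 0.0], [0.0, 0.0, -1.0]]
ft_force: [-0.1, -0.2, -1.5]
width: 51.0
```

>>> arm_command(
  series=[
    {"dx":0,"dy":0,"dz":0.5,"ax":0,"ay":0,"az":0,"hand":40},
    {"dx":0,"dy":0,"dz":0,"ax":0,"ay":0,"az":0,"hand":51},
    {"dx":0,"dy":0,"dz":0,"ax":0,"ay":0,"az":0,"hand":54},
    {"dx":0,"dy":0,"dz":0,"ax":0,"ay":0,"az":0,"hand":60},
    {"dx":0,"dy":0,"dz":0,"ax":0,"ay":0,"az":0,"hand":68},
    {"dx":0,"dy":0,"dz":0,"ax":0,"ay":0,"az":0,"hand":75},
    {"dx":0,"dy":0,"dz":-4,"ax":0,"ay":0,"az":0,"hand":75},
    {"dx":0,"dy":0,"dz":-10,"ax":0,"ay":0,"az":0,"hand":75},
    {"dx":0,"dy":0,"dz":-20,"ax":0,"ay":0,"az":0,"hand":75},
    {"dx":0,"dy":0,"dz":-28,"ax":0,"ay":0,"az":0,"hand":78},
  ],
)

```text
clock: 66.03
ee_pos: [608.7, 133.4, 125.7]
tcp_rot: [[-0.89, 0.455, -0.003], [0.455, 0.89, -0.001], [0.002, -0.002, -1.0]]
ft_force: [0.7, -1.3, -0.8]
width: 77.8
```

>>> arm_command(
  series=[
    {"dx":0,"dy":0,"dz":-30,"ax":0,"ay":0,"az":0,"hand":80},
    {"dx":0,"dy":0,"dz":-28,"ax":0,"ay":0,"az":0,"hand":80},
    {"dx":0,"dy":0,"dz":-20,"ax":0,"ay":0,"az":0,"hand":80},
    {"dx":0,"dy":0,"dz":-12,"ax":0,"ay":0,"az":0,"hand":80},
    {"dx":0,"dy":0,"dz":-5,"ax":0,"ay":0,"az":0,"hand":80},
    {"dx":0,"dy":0,"dz":0,"ax":0,"ay":0,"az":0,"hand":80},
    {"dx":0,"dy":0,"dz":0,"ax":0,"ay":0,"az":0,"hand":80},
    {"dx":0,"dy":0,"dz":0,"ax":0,"ay":0,"az":0,"hand":80},
    {"dx":0,"dy":0,"dz":0,"ax":0,"ay":0,"az":0,"hand":80},
    {"dx":0,"dy":0,"dz":0,"ax":0,"ay":0,"az":0,"hand":80},
  ],
)

```text
clock: 66.87
ee_pos: [609.5, 133.5, 220.1]
tcp_rot: [[-0.89, 0.455, -0.002], [0.455, 0.89, -0.001], [0.001, -0.001, -1.0]]
ft_force: [-0.9, 0.4, 0.6]
width: 80.0
```

```bash
python3 wl.py 33; python3 look.py 33 ; python3 plan.py 450 97 215 -24 20
```

```text
lid [ 82.8 112.5] [ 57  87  36  59 307] [491.8  29.8  72.9] ray [492.3  31.3] tool [  57.4 -145.7  147.4]
lid [468.8 284.9] [ 434  265   65   39 1230] [800.5 271.4  70. ] ray [795.4 269.2] tool [-107.4  209.9  149.7]
lid [442.1 375.2] [425 364  38  20 545] [884.8 211.9  75.6] ray [884.3 211.8] tool [-209.6  195.3  144. ]
lid [162.3  68.1] [ 131   35   64   67 3324] [500.5 115.7 113.4] ray [500.5 115.9] tool [ 88.8 -65.4 106.9]
lid [ 30.6 120. ] [   0   90   64   61 3090] [487.1  11.1 113. ] ray [487.2  11.7] tool [  53.1 -164.6  107.3]
lid [255.4 189.4] [ 228  162   56   55 2432] [609.  134.  113.5] ray [608.7 134.1] tool [  0.6   0.3 106.7]
lid [ 52.9 250.8] [  24  226   59   51 2307] [579.8 -36.4 112.9] ray [579.6 -35.5] tool [ -51.1 -164.7  107.4]
top post [226.2 136.2] 22 [675.5 106.  122.3] r,a [120.3  26.6] mod72 0.4
top post [274.2 143.3] 22 [652.2 -32.2 120.9] r,a [119.2 -45. ] mod72 0.8
top post [282.4 166.7] 22 [584.4 -54.5 114. ] r,a [107.8 -81.2] mod72 -35.4
top post [282.9 190.9] 20 [512.7 -54.  122. ] r,a [ 119.4 -117.5] mod72 0.3
top post [264.4 205. ] 8 [474.5  -1.1 1
[... 1124 characters left out ...]
5. ] r,a [ 92.  136.1] mod72 -34.1
scene jar-on-disc [267.2 239.5] 179 [611.7 134.7 114.8] r,a [93.5 62.1] mod72 35.9
scene jar-in-tray [207.2 120.9] 109 [ 420.2 -370.4   81.2] r,a [ 447.5 -109.3] mod72 8.5
scene pin [224.5 161.7] 36 [ 509.  -169.5  103.2] r,a [ 229.2 -104.9] mod72 12.9
t 67.0167 j [-24.  25.  10.  92.  -5.  64.  50.] from [609.8 133.6 220.6] yaw 62.9 turn -86.9 tilt [-0.0008 -0.0002]
3 -2 0 0.076
5 -5 0 0.076
5 -7 1 0.076
6 -7 -0 0.076
5 -7 0 0.076
4 -8 1 0.076
3 -8 -0 0.076
3 -9 0 0.076
3 -9 1 0.076
2 -8 -0 0.076
0 -9 0 0.076
1 -9 0 0.076
-1 -9 1 0.076
-1 -9 0 0.076
-1 -9 0 0.076
-3 -9 1 0.076
-3 -8 0 0.076
-3 -8 0 0.076
-4 -6 1 0.076
-1 -3 -0 0.076
end [450.3  97.4 214.7]
```

View pics/w33.png

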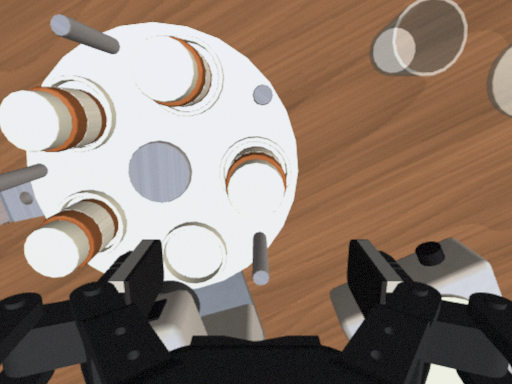

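View pics/scene33.png

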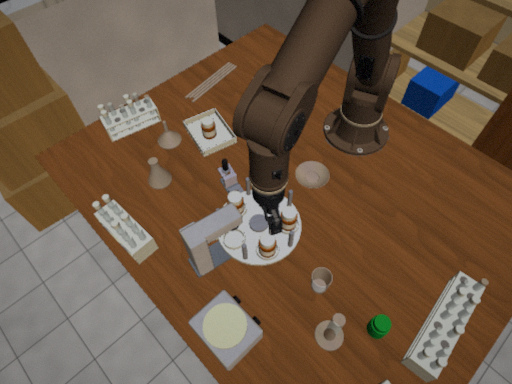

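All four jars are seated (tops 113–115 mm, radii 90–93 mm), the tray jar and pin are in place, and the disc is still at its detent. A jar now follows behind the pushed post, so I'll push at TCP z 95 and pull the finger outward as soon as the hump is passed.

```bash
python3 plan.py 447 98 215 -20.5 16
```

```text
t 67.0167 j [-24.  25.  10.  92.  -5.  64.  50.] from [609.8 133.6 220.6] yaw 62.9 turn -83.4 tilt [-0.0008 -0.0002]
4 -3 0 0.091
6 -6 0 0.091
7 -9 1 0.091
7 -10 0 0.091
6 -10 1 0.091
5 -10 0 0.091
4 -11 0 0.091
2 -11 1 0.091
2 -12 0 0.091
1 -12 1 0.091
-0 -11 0 0.091
-2 -12 0 0.091
-2 -11 1 0.091
-4 -11 0 0.091
-3 -8 1 0.091
-2 -5 -0 0.091
end [446.7  98.4 214.7]
```

>>> arm_command(
  series=[
    {"dx":4,"dy":-3,"dz":0,"ax":0,"ay":0,"az":0.091,"hand":40},
    {"dx":6,"dy":-6,"dz":0,"ax":0,"ay":0,"az":0.091,"hand":20},
    {"dx":7,"dy":-9,"dz":0,"ax":0,"ay":0,"az":0.091,"hand":0},
    {"dx":7,"dy":-10,"dz":0,"ax":0,"ay":0,"az":0.091,"hand":0},
    {"dx":6,"dy":-10,"dz":0,"ax":0,"ay":0,"az":0.091,"hand":0},
    {"dx":5,"dy":-10,"dz":0,"ax":0,"ay":0,"az":0.091,"hand":0},
    {"dx":4,"dy":-11,"dz":0,"ax":0,"ay":0,"az":0.091,"hand":0},
    {"dx":2,"dy":-11,"dz":0,"ax":0,"ay":0,"az":0.091,"hand":0},
    {"dx":2,"dy":-12,"dz":0,"ax":0,"ay":0,"az":0.091,"hand":0},
    {"dx":1,"dy":-12,"dz":0,"ax":0,"ay":0,"az":0.091,"hand":0},
  ],
)

```text
clock: 67.85
ee_pos: [504.9, 110.8, 221.0]
tcp_rot: [[-0.182, 0.983, 0.0], [0.983, 0.182, 0.0], [0.0, 0.0, -1.0]]
ft_force: [-0.5, -0.2, -0.6]
width: 0.4
```

>>> arm_command(
  series=[
    {"dx":0,"dy":-11,"dz":0,"ax":0,"ay":0,"az":0.091,"hand":0},
    {"dx":-2,"dy":-12,"dz":0,"ax":0,"ay":0,"az":0.091,"hand":0},
    {"dx":-2,"dy":-11,"dz":0,"ax":0,"ay":0,"az":0.091,"hand":0},
    {"dx":-4,"dy":-11,"dz":0,"ax":0,"ay":0,"az":0.091,"hand":0},
    {"dx":-3,"dy":-8,"dz":0,"ax":0,"ay":0,"az":0.091,"hand":0},
    {"dx":-2,"dy":-5,"dz":0,"ax":0,"ay":0,"az":0.091,"hand":0},
    {"dx":0,"dy":0,"dz":0,"ax":0,"ay":0,"az":0,"hand":0},
    {"dx":0,"dy":0,"dz":0,"ax":0,"ay":0,"az":0,"hand":0},
    {"dx":0,"dy":0,"dz":0,"ax":0,"ay":0,"az":0,"hand":0},
    {"dx":0,"dy":0,"dz":0,"ax":0,"ay":0,"az":0,"hand":0},
  ],
)

```text
clock: 68.68
ee_pos: [447.3, 98.6, 221.1]
tcp_rot: [[0.348, 0.937, 0.0], [0.937, -0.348, -0.0], [0.0, 0.0, -1.0]]
ft_force: [0.0, -0.1, -0.7]
width: 0.2
```

```bash
python3 plan.py 447 98 95 -20.5 10; python3 wl.py 34
```

```text
t 68.6833 j [-41.  10.  26. 115.  -5.  57. -33.] from [447.3  98.6 221.1] yaw -20.4 turn 0.0 tilt [ 0.0004 -0.    ]
-0 -0 6 -0
-0 -0 11 -0
-0 -0 16 -0
-0 -0 15 -0
-0 -0 15 -0
-0 -0 15 -0
-0 -0 15 -0
-1 -0 16 -0
0 -0 11 -0
0 -0 6 -0
end [447.   97.6  95.1]
lid [452.1  66. ] [ 422   34   62   66 3242] [609.2 134.6 113.5] ray [608.9 134.7] tool [ 90.2 139.1 107.7]
lid [313.3 144.4] [ 285  116   58   59 2707] [500.4 116.2 113.5] ray [500.4 116.4] tool [ 35.   43.6 107.7]
lid [336.2 261.6] [ 311  243   53   40 1402] [488.6  17.7 112.9] ray [488.5  18.4] tool [-61.4  66.8 108.2]
lid [459.1 281.6] [ 434  256   53   52 2097] [579.9 -35.9 112.9] ray [579.5 -35. ] tool [-79.9 171.1 108.3]
held? n 122 tool mean [ 10.4   4.  -39.5] min [  6.7 -28.9 -48.8] max [ 12.4  29.7 -35.7]
```

View pics/w34.png

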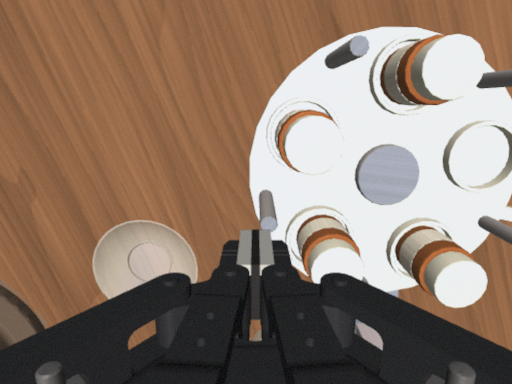

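Fingers closed; the post top at (267,222) is ahead (−x) and the jar at (311,145) has clearance. Descending to z 95.

>>> arm_command(
  series=[
    {"dx":0,"dy":0,"dz":6,"ax":0,"ay":0,"az":0,"hand":0},
    {"dx":0,"dy":0,"dz":11,"ax":0,"ay":0,"az":0,"hand":0},
    {"dx":0,"dy":0,"dz":15,"ax":0,"ay":0,"az":0,"hand":0},
    {"dx":0,"dy":0,"dz":15,"ax":0,"ay":0,"az":0,"hand":0},
    {"dx":0,"dy":0,"dz":15,"ax":0,"ay":0,"az":0,"hand":0},
    {"dx":0,"dy":0,"dz":15,"ax":0,"ay":0,"az":0,"hand":0},
    {"dx":0,"dy":0,"dz":15,"ax":0,"ay":0,"az":0,"hand":0},
    {"dx":0,"dy":0,"dz":15,"ax":0,"ay":0,"az":0,"hand":0},
    {"dx":0,"dy":0,"dz":11,"ax":0,"ay":0,"az":0,"hand":0},
    {"dx":0,"dy":0,"dz":6,"ax":0,"ay":0,"az":0,"hand":0},
  ],
)

```text
clock: 69.57
ee_pos: [446.2, 98.1, 95.5]
tcp_rot: [[0.35, 0.937, -0.002], [0.937, -0.35, -0.001], [-0.002, -0.001, -1.0]]
ft_force: [-1.1, -1.1, -0.4]
width: 0.2
```

>>> arm_command(
  series=[
    {"dx":0,"dy":0,"dz":0,"ax":0,"ay":0,"az":0,"hand":0},
    {"dx":0,"dy":0,"dz":0,"ax":0,"ay":0,"az":0,"hand":0},
    {"dx":0,"dy":0,"dz":0,"ax":0,"ay":0,"az":0,"hand":0},
    {"dx":-1,"dy":0,"dz":0,"ax":0,"ay":0,"az":-0.01,"hand":0},
    {"dx":-3,"dy":0,"dz":0,"ax":0,"ay":0,"az":-0.024,"hand":0},
    {"dx":-5,"dy":0.1,"dz":0,"ax":0,"ay":0,"az":-0.039,"hand":0},
    {"dx":-6.7,"dy":0.2,"dz":0,"ax":0,"ay":0,"az":-0.052,"hand":0},
    {"dx":-6.7,"dy":0.2,"dz":0,"ax":0,"ay":0,"az":-0.052,"hand":0},
    {"dx":-6.7,"dy":0.2,"dz":0,"ax":0,"ay":0,"az":-0.052,"hand":0},
    {"dx":-6.7,"dy":0.2,"dz":0,"ax":0,"ay":0,"az":-0.052,"hand":0},
  ],
)

```text
clock: 70.4
ee_pos: [439.0, 63.8, 97.5]
tcp_rot: [[0.072, 0.997, 0.0], [0.997, -0.072, 0.001], [0.001, 0.0, -1.0]]
ft_force: [-2.1, 2.7, 0.7]
width: -0.2
```

```bash
python3 - <<'E'
from workcell import bot
import numpy as np
s=bot.observe();p=s['ee_pos'];print(p,s['ft_force'],np.hypot(p[0]-567.9,p[1]-52),np.degrees(np.arctan2(p[1]-52,p[0]-567.9))%360,np.degrees(np.arctan2(s['tcp_rot'][1,1],s['tcp_rot'][0,1])))
E
```

```text
[439.01576483  63.81871758  97.52238586] [-2.08285101  2.6765047   0.70116497] 129.42499048140814 174.76061535171743 -4.145979679199173
```

>>> arm_command(
  series=[
    {"dx":-6.7,"dy":0.3,"dz":0,"ax":0,"ay":0,"az":-0.052,"hand":0},
    {"dx":-6.7,"dy":0.3,"dz":0,"ax":0,"ay":0,"az":-0.052,"hand":0},
    {"dx":-6.7,"dy":0.3,"dz":0,"ax":0,"ay":0,"az":-0.052,"hand":0},
    {"dx":-6.7,"dy":0.3,"dz":0,"ax":0,"ay":0,"az":-0.052,"hand":0},
    {"dx":-6.7,"dy":0.3,"dz":0,"ax":0,"ay":0,"az":-0.052,"hand":0},
    {"dx":-6.7,"dy":0.3,"dz":0,"ax":0,"ay":0,"az":-0.052,"hand":0},
    {"dx":-6.7,"dy":0.3,"dz":0,"ax":0,"ay":0,"az":-0.052,"hand":0},
    {"dx":-6.7,"dy":0.3,"dz":0,"ax":0,"ay":0,"az":-0.052,"hand":0},
    {"dx":-6.7,"dy":0.3,"dz":0,"ax":0,"ay":0,"az":-0.052,"hand":0},
    {"dx":-6.7,"dy":0.3,"dz":0,"ax":0,"ay":0,"az":-0.052,"hand":0},
  ],
)

```text
clock: 71.23
ee_pos: [452.5, -1.9, 97.5]
tcp_rot: [[-0.432, 0.902, 0.001], [0.902, 0.432, 0.0], [-0.0, 0.001, -1.0]]
ft_force: [-0.1, 0.3, 0.1]
width: -0.3
```

```bash
python3 - <<'E'
from workcell import bot
import numpy as np
s=bot.observe();p=s['ee_pos'];print(p,s['ft_force'],np.hypot(p[0]-567.9,p[1]-52),np.degrees(np.arctan2(p[1]-52,p[0]-567.9))%360,np.degrees(np.arctan2(s['tcp_rot'][1,1],s['tcp_rot'][0,1])))
E
```

```text
[452.51997309  -1.9227945   97.48930897] [-0.05926777  0.25244164  0.11569831] 127.35862113141818 205.04901062693204 25.60322840376512
```

Force has dropped to zero, so the post has gone over the hump. Retract outward now.

>>> arm_command(
  series=[
    {"dx":0,"dy":-20,"dz":0,"ax":0,"ay":0,"az":0,"hand":0},
    {"dx":0,"dy":-25,"dz":0,"ax":0,"ay":0,"az":0,"hand":0},
    {"dx":0,"dy":-10,"dz":-5,"ax":0,"ay":0,"az":0,"hand":0},
    {"dx":0,"dy":0,"dz":-15,"ax":0,"ay":0,"az":0,"hand":0},
    {"dx":0,"dy":0,"dz":-20,"ax":0,"ay":0,"az":0,"hand":0},
    {"dx":0,"dy":0,"dz":-25,"ax":0,"ay":0,"az":0,"hand":0},
    {"dx":0,"dy":0,"dz":-25,"ax":0,"ay":0,"az":0,"hand":0},
    {"dx":0,"dy":0,"dz":-20,"ax":0,"ay":0,"az":0,"hand":0},
    {"dx":0,"dy":0,"dz":-12,"ax":0,"ay":0,"az":0,"hand":0},
    {"dx":0,"dy":0,"dz":-6,"ax":0,"ay":0,"az":0,"hand":0},
  ],
)

```text
clock: 72.07
ee_pos: [404.0, -24.9, 227.6]
tcp_rot: [[-0.429, 0.903, 0.004], [0.903, 0.429, 0.001], [-0.001, 0.004, -1.0]]
ft_force: [0.6, -0.8, 0.4]
width: -0.2
```

>>> arm_command(
  series=[
    {"dx":0,"dy":0,"dz":0,"ax":0,"ay":0,"az":0,"hand":0},
    {"dx":0,"dy":0,"dz":0,"ax":0,"ay":0,"az":0,"hand":0},
    {"dx":0,"dy":0,"dz":0,"ax":0,"ay":0,"az":0,"hand":0},
    {"dx":0,"dy":0,"dz":0,"ax":0,"ay":0,"az":0,"hand":0},
    {"dx":0,"dy":0,"dz":0,"ax":0,"ay":0,"az":0,"hand":0},
    {"dx":0,"dy":0,"dz":0,"ax":0,"ay":0,"az":0,"hand":0},
    {"dx":0,"dy":0,"dz":0,"ax":0,"ay":0,"az":0,"hand":0},
    {"dx":0,"dy":0,"dz":0,"ax":0,"ay":0,"az":0,"hand":0},
    {"dx":0,"dy":0,"dz":0,"ax":0,"ay":0,"az":0,"hand":0},
    {"dx":0,"dy":0,"dz":0,"ax":0,"ay":0,"az":0,"hand":0},
  ],
)

```text
clock: 72.9
ee_pos: [402.8, -25.0, 225.1]
tcp_rot: [[-0.429, 0.904, -0.0], [0.904, 0.429, 0.0], [0.0, -0.0, -1.0]]
ft_force: [-0.7, -0.5, 0.3]
width: -0.1
```

```bash
python3 look.py 35; python3 wl.py 35; python3 - <<'E'
import cv2
p=cv2.imread('pics/scene35.png');cv2.imwrite('pics/s35c.png',cv2.resize(p[90:290,150:350],None,fx=3,fy=3))
E
```

```text
top post [226.1 136.3] 22 [675.3 106.3 122. ] r,a [120.3  26.8] mod72 0.6
top post [274.1 143.1] 20 [652.5 -32.  122. ] r,a [119.2 -44.8] mod72 1.0
top post [282.1 165.4] 16 [588.1 -53.8 114.3] r,a [107.7 -79.2] mod72 -33.4
top post [203.8 179.2] 20 [550.  170.3 122. ] r,a [119.6  98.6] mod72 0.4
top post [218.9 200.2] 21 [490.2 128.  114.6] r,a [108.6 135.6] mod72 -34.6
top post [238.8 213.8] 20 [450.1  71.  122.3] r,a [119.4 170.8] mod72 0.6
top jar-on-disc [276.  166.8] 188 [584.5 -36.3 113.5] r,a [ 89.8 -79.4] mod72 -33.6
top jar-on-disc [222.2 195.5] 194 [503.6 118.6 113.6] r,a [ 92.6 134. ] mod72 35.8
top jar-in-tray [392.7 222.8] 202 [ 421.3 -370.2   80.1] r,a [ 446.9 -109.1] mod72 8.7
top pin [323.  192.8] 33 [ 508.3 -169.5  104.1] r,a [ 229.4 -105.1] mod72 12.7
scene post [247.5 179.5] 20 [512.  -54.  121.1] r,a [ 119.9 -117.8] mod72 -0.0
scene post [268.9 183.3] 26 [471.8   0.8 116. ] r,a [ 108.9 -151.9] mod72 -34.1
scene post [290.5 191.5] 20 [449.3  71.7 122.7] r,a [120.2 170.6] mod72 0.4
scene post [230.5 193.5] 19 [582.8 -55.  115.5] r,a [108.1 -82.1] mod72 35.7
scene p
[... 512 characters left out ...]
 115.2] r,a [ 89.6 -80.8] mod72 -35.0
scene jar-on-disc [289.2 212.7] 166 [502.9 117.8 114.7] r,a [ 92.5 134.7] mod72 -35.5
scene jar-on-disc [234.2 231.4] 68 [661.3  49.7 114. ] r,a [93.5 -1.4] mod72 -27.6
scene jar-in-tray [207.3 120.9] 109 [ 419.9 -370.2   81.3] r,a [ 447.4 -109.3] mod72 8.5
scene pin [224.4 161.5] 36 [ 508.3 -170.7  102.3] r,a [ 230.5 -105. ] mod72 12.8
lid [463.4  71.1] [ 433   39   62   65 3048] [501.  118.1 113.7] ray [500.7 118.1] tool [ 87.2 149.9 111.5]
lid [367.1 193.8] [ 340  166   55   56 2337] [484.8   9.1 113.4] ray [484.5   9.2] tool [ -4.4  88.6 111.7]
lid [438.2 286.4] [ 413  260   52   51 1900] [581.4 -36.  113.2] ray [580.7 -35.7] tool [-86.5 156.5 111.9]
```

View pics/s35c.png

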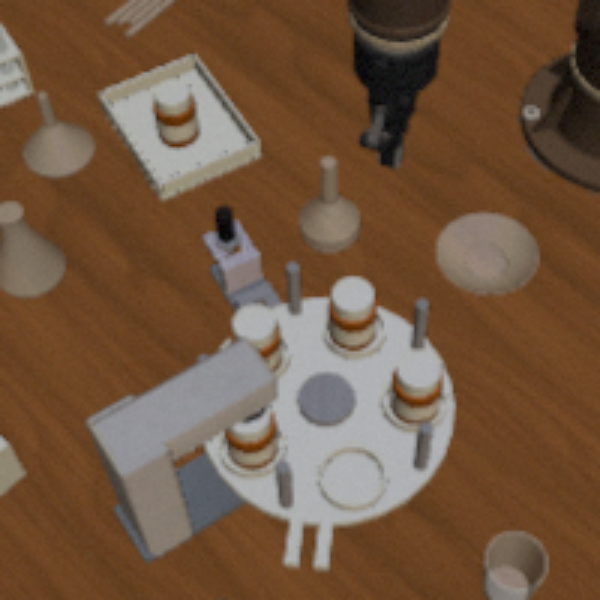

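View pics/top35.png

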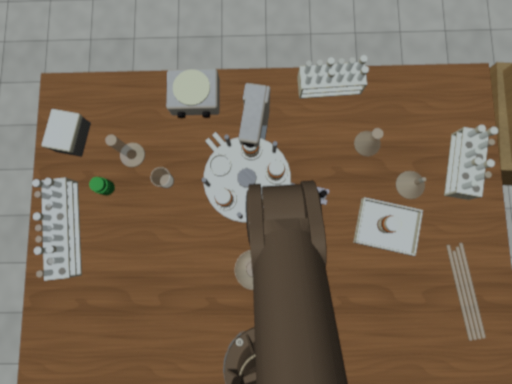

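The disc moved one more detent: its rim slot is at (308,545) in the crop, and one pocket, at (352,478), is empty. A jar stands under the head at (250,440). The other three jars, the tray jar and the pin are upright, and the arm is clear. Handing in.

```bash
python3 - <<'E'
from workcell import bot
print(bot.observe()['clock']);print(bot.job_done())
E
```

```text
73.05
the job is handed in; nothing more can be done
None
```

I handed the job in at 73 s, with every step done in order. The hand-in returns no verdict, so the results below are my own camera checks.

**What I did:** I drew the pin and parked it in the fork. I then pushed the turntable one detent and stood the measured jar in the tray. All four waiting jars went into pockets, including the one that had been knocked aside mid-run. Last, I pushed the turntable one more detent, pulling the finger out once the post was over the hump.

**Last checks, after the second push:**

| Item | Reading |
|---|---|
| Turntable | Rests about 0.5° past the second detent; limit is about 5° |
| Three visible pocket jars | 90–93 mm from the axis, lid tops at 114–115 mm, upright |
| Jar under the head | Seen upright in its pocket, but partly hidden by the head, so its position is rough |
| Measured jar | About 5–8 mm from the tray centre, upright |
| Pin | Upright in the notch, top at 102–104 mm against 105 mm expected |
| Other glassware | All standing |
| Arm | Raised and touching nothing |

**Disagreements:** The wrist camera differed from the fixed cameras by about 2–3 mm throughout. For the jar in the tray, the fixed cameras read about 5 mm off the gripper's release position. Both are well inside the limits.

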